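# Load bucket lids gasket-down under a pinned retainer bar

## Robot

A 6-joint arm with a two-finger parallel gripper is mounted at the origin on the work surface. World frame = base frame: x ahead of the robot, y to its left, z up, the work surface at z = 0. Lengths are in m, angles in rad, forces in N, time in s.
With the tool pointing down it reaches from about 0.325 to 0.9 m from the base axis. Payload 6.1 kg.
Tool frame: the origin (TCP) lies midway between the tips of the shut fingers; the grasp point (between the pads) lies 19 mm behind it; y points along the fingers, z is the direction in which the jaws open and shut, and the axes are right-handed (so a half turn about y gives the same grasp; the last joint's range is limited). The gripper opens to 85 mm and grips with 20 to 120 N. Pads are 22 mm wide; open, the fingers measure 114 mm over their backs; the gripper's body (76 mm by 85 mm) begins 54 mm behind the grasp point. The pads swing forward as they close: fully open they stand 13 mm farther back than shut.
Start: joints at [-1.282, 0.22, 1.526, -0, 1.395, -0.126], TCP at [0.252, -0.572, 0.231] pointing down, gripper open.
Joint ranges: [-2.98, 2.98], [-0.91, 2.08], [0.09, 2.57], [-1.24, 4.39], [0.2, 2.65], [-2.68, 2.68]. Speed limits (rad/s): [2.57, 2.57, 3.01, 3.14, 3.14, 3.14].

## Interface

Orientations are given as a unit quaternion [w, x, y, z].
In Python, from workcell import status, cams, arm gives the robot as it stands. The module is installed in compiled form; this text tells all that it offers.
- The arm moves only by the tool jog_arm, never from a script. Its argument "motion" is a list of rows, each a list of 3 entries, a list of its own where there are three numbers: the finger opening in mm, from 0 to 85.4, then the shift along the tool's x, y, z in mm, then the turn, a rotation vector about the tool's x, y, z in degrees. A call has exactly 5 rows; each row is the pose to reach, as a shift and turn from the pose commanded when the call began, along the tool's axes at that moment; what a row does not reach only later rows make up. A row lasts 1/8 s, in which the tool goes at most 62.5 mm and 10.7 degrees, less where a joint would pass 70% of its speed; a pose out of reach is approached as far as the arm can. A call with a gripper value outside its range is refused whole. The fingers move at their own pace and stop on an object; "squeeze" is the grip in N (left out, the last holds). Time passes only in rows, so rows that repeat a pose let the fingers close, or fill a call up. It gives the time, the measured TCP pose, the force and the opening at its end, in the units of the state.
- status.state(): the state, without advancing time (a new reading comes with each control period).
- cams.camera(name): name is "scene" or "side" or "wrist"; returns a dict with "pixels" (420x560x3 uint8, red, green, blue), "intrinsics" (3x3 intrinsics, pixels), "rvec" (rotation vector, rad) and "tvec" (3), from world to camera coordinates, as OpenCV has them; the wrist camera has in their place "hand_eye" (4x4, takes a point from camera to tool coordinates, whose origin is the TCP and whose axes are the tool frame's). Camera axes: x right, y down, z forward; pixel columns grow to the right and rows downward; lengths in m; the calibration is good to about 2 mm. A picture is of the moment at which its call begins: read the wrist's pose just before it. There is no depth.
- arm.job_done(): hands the job in, once; it reports no verdict.
The state is a dict: "clock": time; "qpos": joint angles; "joint_vel": joint speeds; "joint_torque": joint torques, N m; "position": TCP position; "tool_rot": TCP orientation; "ft_force": force on the tool from outside, world axes, zero at the start; "wrist_torque": the same for the moment, N m; "gripper_width": finger opening in m.
Only numpy, scipy, OpenCV 4.12 (cv2) and the standard library are available. Lean on these libraries where they do the work, as an engineer would, in place of code of your own. Each camera call takes 0.05 s, during which the arm holds its last target.

## Task

Get the washed centrifuge bucket lids ready for the steriliser: swing the retainer bar of the steel loading plate wide open, then turn over every lid lying on the bench and lay it gasket side down in an outlined bay of the plate, one lid to a bay and squarely within the outline. When all the lids are in, swing the bar fully closed over them and push the headed pin from its holder down through the fork and the bar's eye until its head sits on the fork. Leave the jar, the tube rack and the flask alone.

Things in the scene. Friction and masses are not known exactly. Their poses are not given: they have to be found in the camera images.
- bar (a joint): Flat retainer bar swinging level about an upright pivot, 16 mm wide, 33 to 45 mm above the bench. 0 = closed (end stop): over the middle of the bays, its eye (34 mm square, 18 mm hole, 280 mm from the pivot) in line between the fork prongs; grows counter-clockwise from above to 1.65 rad = wide open (end stop), out on the plate's +y side. Starts partly closed; light friction (0.12 N m) holds it.
- bar_knob (a point): Top centre of the bar's upright black knob, a round post of 18 mm diameter that stands 46 mm up from the bar's top face; 91 mm above the bench and 205 mm from the pivot axis. Pinch it from above and carry it round the pivot.
- bar_pivot (a point): On the bar's upright pivot axis, at the bar's top face, 45 mm above the bench.
- plate: Fixed steel plate, 350 mm along x, 170 along y, 8 thick; origin: centre of underside. Bar pivot at x = -140 mm, fork at +140, bays at -72, 0, +72, all at y = 0. Fork: two prongs 36 mm square, 12 thick, undersides 17 and 49 mm above the bench, upright holes 16.5 mm, joined by a web at their outer side (x = 158 to 168, 61 mm high). No walls round the bays.
- bay1 (a point): Centre of the bay nearest the pivot, on the plate's top face, 8 mm above the bench. Each bay is an outline 56 mm along the plate's x by 104 mm along its y, without walls; a lid lies in it with its length along the plate's y.
- bay2 (a point): Centre of the middle bay, as bay1.
- bay3 (a point): Centre of the bay nearest the fork, as bay1.
- fork_top (a point): Centre of the hole in the fork's top face, 61 mm above the bench; axes as the plate's. The seated pin's origin lies here.
- stand: Fixed grey stand with an upright slot, an aid for standing a lid on its short end to regrasp it. Foot 60 x 80 mm; the slot runs along the stand's x, 44 mm long, open at both ends, 24 mm wide (y = -12 to +12), walls up to 36 mm above the bench, then lips flaring out to a 46 mm mouth 53 mm up. Origin: centre of underside.
- slot (a point): Centre of the slot's floor, 6 mm above the bench.
- pin: Steel pin that stands in its holder: shank 13 mm diameter and 47 mm long with a tapered tip (tip down, along -z), round head 26 mm diameter and 23 mm high. Origin on the axis at the underside of the head (z up through the head). About 90 g.
- holder_top (a point): Centre of the top face of the fixed grey pin holder, a 60 x 60 mm block 58 mm high with one upright hole; the pin's head rests on it at the start, so its head's top is 81 mm above the bench.
- jar: Amber jar, 60 mm diameter, 85 mm high, bystander; origin at the centre of its underside.
- tuberack: Blue rack with capped tubes, 60 x 160 mm, 88 mm high, bystander; origin at the centre of its underside.
- flask: White plastic bottle, 54 mm diameter, 100 mm high, bystander; origin at the centre of its underside.
- lid1: Aluminium centrifuge bucket lid, a flat plate 96 mm along its x, 48 mm along its y and 20 mm thick, about 160 g; origin at its very centre. Its +z face carries a black rubber gasket frame along the rim; the back (-z) is plain metal. It starts flat on the bench, gasket up. May be absent.
- lid2: Another such lid, the same as lid1; may be absent.
- lid3: Another such lid, the same as lid1; may be absent.

How it is judged:
By the outcome, as a careful person would: the job done as asked, in the order asked, and still so for the second after the job is handed in, with the robot touching nothing.
Of lid1, lid2, lid3 only 2 to 3 are there at a start; the rules pass over those that are not, and their reading is None.
At some moment in a run one of lid1, lid2, lid3 may be knocked a few centimetres aside while the robot is not near it.
It also fails if it takes over 210 s, if anything falls off the work surface, if the arm or the gripper's body presses on something with over 40 N, if the wrist force passes 120 N, or if a joint passes its speed limit or range.

## Working session

There is one attempt and no reset: what is moved stays moved. The work goes in short steps, Python scripts to look and compute and a tool call to move; the robot and the scene stay as the last step left them, time stands still between calls to the robot, and variables do not carry over. Pictures are saved under pics/ and viewed, and the job is handed in when it is done.

Besides the shell and the picture viewer there is one more tool, called after "Emit:" as a command line: name --argument value ..., lists and objects as JSON in quotes. jog_arm: Moves the arm, as the interface text tells. Its arguments: {"type":"object","properties":{"motion":{"type":"array"},"squeeze":{"type":"number"}},"required":["motion"]}

```bash
mkdir -p pics; ls; python3 - <<'E'
from workcell import status,cams,arm
import cv2
s=status.state()
for k,v in s.items(): print(k,v)
for n in ("scene","side","wrist"):
    c=cams.camera(n)
    cv2.imwrite(f"pics/{n}0.png",c["pixels"][:,:,::-1])
    print(n,{k:v for k,v in c.items() if k!="pixels"})
E
```

```text
pics
clock 0.0
qpos [-1.28207607e+00  2.21241966e-01  1.52758905e+00 -2.66216218e-05
  1.39470777e+00 -1.26075748e-01]
joint_vel [ 0.00104277 -0.00170371 -0.00030129 -0.00090317 -0.00030323 -0.00020826]
joint_torque [ 5.70312877e-04 -4.96889842e+01 -3.89393520e+01 -1.40673042e-04
  1.10195868e-02 -2.05597894e-05]
position [ 0.25170743 -0.57141937  0.23020111]
tool_rot [ 0.14553987 -0.14567012  0.69263786 -0.69126779]
ft_force [ 0.82640111 -0.09294443 -0.99212287]
wrist_torque [-0.02010098  0.02221454  0.07217627]
gripper_width 0.08502222163082274
scene {'intrinsics': array([[395.14421559,   0.        , 278.23789942],
       [  0.        , 395.14421559, 212.05202581],
       [  0.        ,   0.        ,   1.        ]]), 'rvec': array([ 1.10781973,  2.57275093, -0.81590337]), 'tvec': array([ 0.39463717, -0.32098499,  1.33252678])}
side {'intrinsics': array([[467.01201816,   0.        , 290.97758876],
       [  0.        , 467.01201816, 208.6085191 ],
       [  0.        ,   0.        ,   1.        ]]), 'rvec': array([ 2.36882761, -0.1941519 ,  0.06683121]), 'tvec': array([-0.55786262,  0.17751379,  0.98996629])}
wrist {'intrinsics': array([[360.69470138,   0.        , 274.80146803],
       [  0.        , 360.69470138, 207.05880375],
       [  0.        ,   0.        ,   1.        ]]), 'hand_eye': array([[-3.73219150e-04,  9.66410940e-01,  2.57001470e-01,
        -6.48216315e-02],
       [-8.45796365e-04, -2.57001702e-01,  9.66410580e-01,
        -1.42306318e-01],
       [ 9.99999573e-01,  1.43312026e-04,  9.13304817e-04,
        -1.79337994e-04],
       [ 0.00000000e+00,  0.00000000e+00,  0.00000000e+00,
         1.00000000e+00]])}
```

View pics/scene0.png

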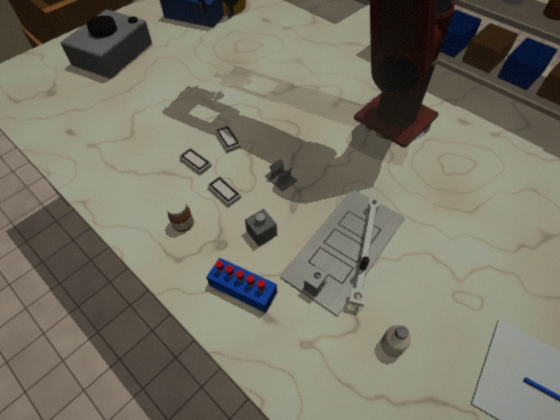

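View pics/side0.png

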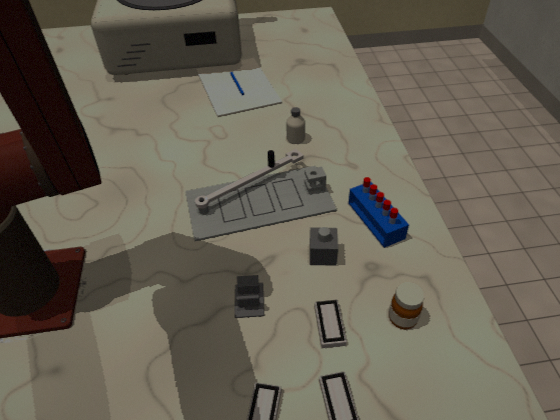

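View pics/wrist0.png

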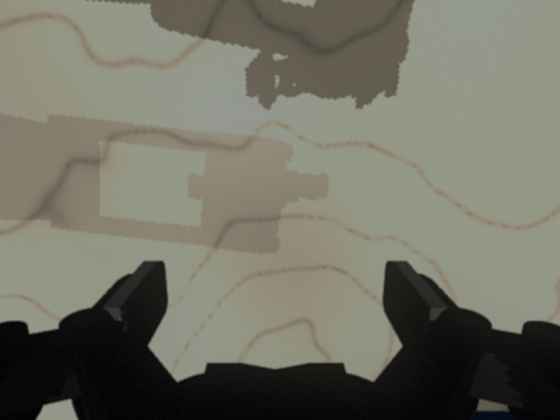

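Three lids are on the bench. Next I'll make enlarged crops to measure from.

```bash
cat > h.py <<'E'
import numpy as np, cv2
from workcell import status,cams,arm
from scipy.spatial.transform import Rotation as R
def Rt(q): return R.from_quat([q[1],q[2],q[3],q[0]])
def pose(): 
    s=status.state(); return np.array(s["position"]),Rt(s["tool_rot"]),s
def shot(n):
    p,r,s=pose()
    c=cams.camera(n)
    if n=="wrist":
        H=c["hand_eye"]; T=np.eye(4);T[:3,:3]=r.as_matrix();T[:3,3]=p
        W=np.linalg.inv(T@H); c["rvec"]=cv2.Rodrigues(W[:3,:3])[0].ravel(); c["tvec"]=W[:3,3]
    return c
def save(c,name,crop=None,k=1):
    im=c["pixels"][:,:,::-1]
    if crop: x0,y0,x1,y1=crop; im=im[y0:y1,x0:x1]
    im=cv2.resize(im,None,fx=k,fy=k,interpolation=cv2.INTER_CUBIC); cv2.imwrite("pics/"+name+".png",im)
def w(c,u,v,z):
    M=cv2.Rodrigues(np.array(c["rvec"]))[0]; t=np.array(c["tvec"])
    d=M.T@np.linalg.solve(c["intrinsics"],[u,v,1]); o=-M.T@t
    return o+d*(z-o[2])/d[2]
def pr(c,P):
    return cv2.projectPoints(np.atleast_2d(np.array(P,float)),np.array(c["rvec"]),np.array(c["tvec"]),c["intrinsics"],None)[0].reshape(-1,2)
def mv(target,q=None):
    "print shift (mm) & rotvec (deg) in tool axes from current measured pose"
    p,r,s=pose(); print("shift",np.round(r.inv().apply(np.array(target)-p)*1000,1))
E
python3 - <<'E'
from h import *
c=shot("scene"); save(c,"s1",(250,180,410,320),5); save(c,"s2",(160,110,310,250),5)
d=shot("side"); save(d,"d1",(180,140,340,260),5); save(d,"d2",(220,220,440,420),3.6)
E
```

```text
(no output)
```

View pics/s1.png

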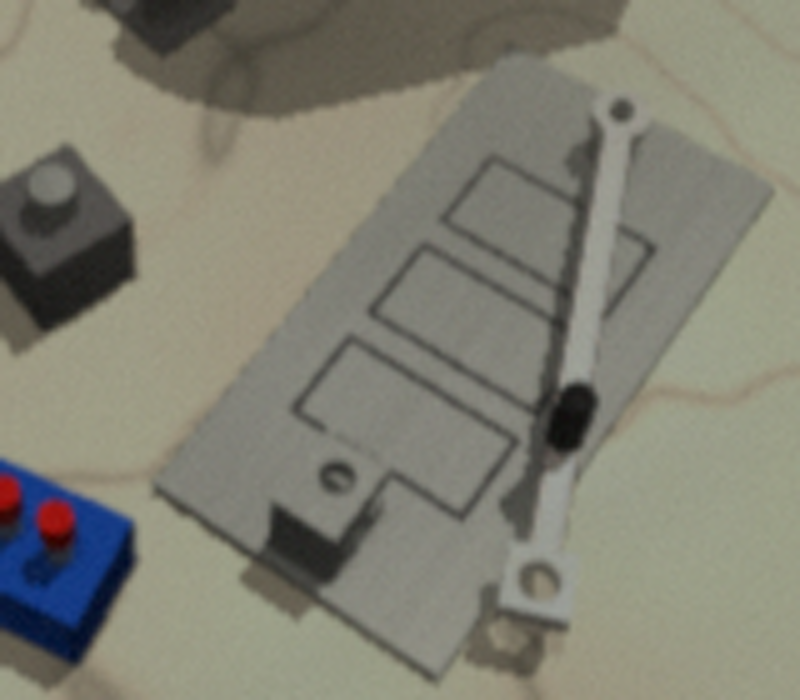

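View pics/s2.png

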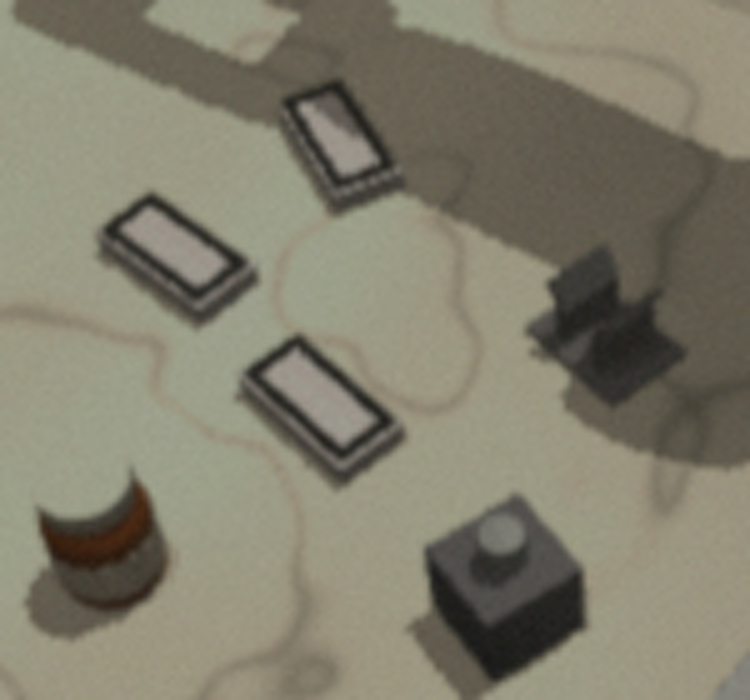

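View pics/d1.png

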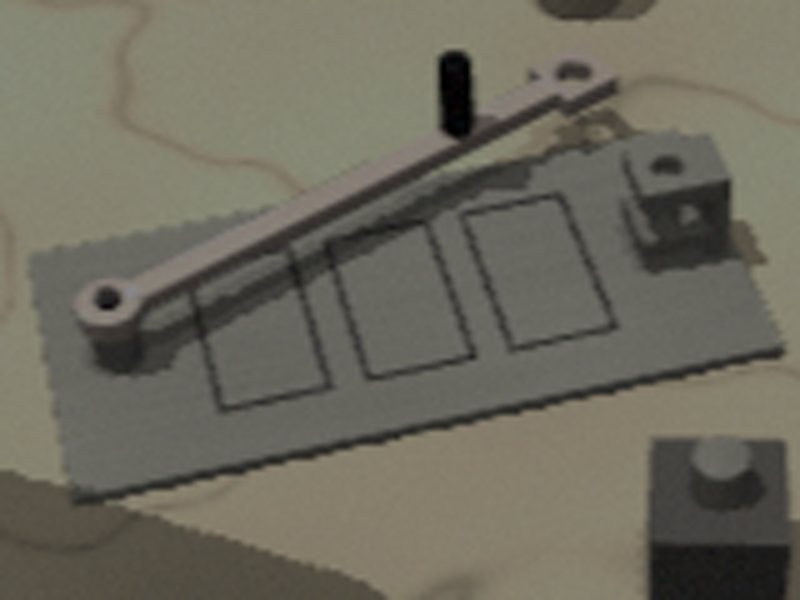

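View pics/d2.png

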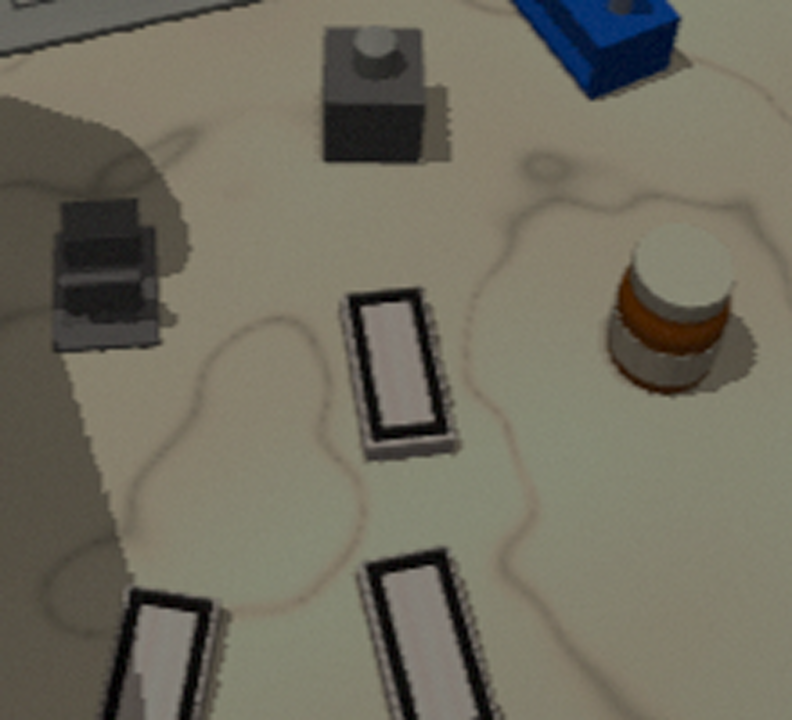

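```bash
cat > m.py <<'E'
from h import *
c=shot("scene"); d=shot("side")
S1=(250,180,5);S2=(160,110,5);D1=(180,140,5);D2=(220,220,3.6)
def f(cam,C,U,V,z): return w(cam,C[0]+(U+.5)/C[2]-.5,C[1]+(V+.5)/C[2]-.5,z)
def pp(n,cam,C,z,*uv):
    P=np.array([f(cam,C,*q,z) for q in uv]); print(n,np.round(P[:,:2]*1000).astype(int).tolist(),"mean",np.round(P.mean(0)[:2]*1000,1)); return P
pp("pivot sc",c,S1,.045,(621,110)); pp("pivot sd",d,D1,.045,(106,298))
pp("fork sc",c,S1,.061,(338,477)); pp("fork sd",d,D1,.061,(667,166))
pp("eye sc",c,S1,.045,(540,581));pp("eye sd",d,D1,.045,(575,71))
pp("knob sd",d,D1,.091,(454,58));pp("knob sc",c,S1,.091,(578,392))
pp("bay1 sc",c,S1,.008,(494,156),(655,248),(602,320),(444,219))
pp("bay3 sc",c,S1,.008,(351,338),(517,440),(462,518),(295,410))
pp("bay3 sd",d,D1,.008,(464,213),(561,195),(616,326),(513,350))
pp("plate sd",d,D1,.008,(31,258),(712,135),(782,350),(75,497))
pp("A sc",c,S2,.02,(152,193),(258,268),(200,312),(102,236))
pp("B sc",c,S2,.02,(296,336),(403,430),(345,470),(244,380))
pp("B sd",d,D2,.02,(342,297),(421,289),(456,440),(368,447))
pp("C sc",c,S2,.02,(281,100),(337,80),(402,172),(338,200))
pp("pin sc",c,S2,.081,(503,532)); pp("pin sd",d,D2,.081,(378,42))
pp("holdertop sd",d,D2,.058,(325,30),(422,30),(424,102),(323,102))
pp("holdertop sc",c,S2,.058,(517,495),(583,573),(493,630),(428,553))
pp("foot sc",c,S2,.006,(528,328),(600,250),(686,352),(614,404))
pp("foot sd",d,D2,.006,(55,348),(158,342),(153,228),(56,232))
pp("walltops sc",c,S2,.053,(550,290),(607,246),(595,352),(658,292))
pp("walltops sd",d,D2,.053,(60,205),(135,202),(62,285),(138,282))
pp("jar",c,S2,.085,(85,480)); pp("jar sd",d,D2,.085,(682,270))
E
python3 m.py
```

```text
pivot sc [[372, 170]] mean [372. 170.]
pivot sd [[375, 174]] mean [375.3 173.8]
fork sc [[651, 205]] mean [651.2 204.6]
fork sd [[654, 204]] mean [653.7 203.8]
eye sc [[621, 303]] mean [620.7 303.4]
eye sd [[624, 303]] mean [624.2 303.1]
knob sd [[557, 268]] mean [557.2 268.2]
knob sc [[553, 266]] mean [553.3 266. ]
bay1 sc [[419, 126], [408, 227], [464, 233], [472, 132]] mean [440.9 179.5]
bay3 sc [[563, 143], [551, 243], [604, 250], [616, 150]] mean [583.6 196.6]
bay3 sd [[556, 244], [608, 249], [619, 150], [566, 142]] mean [587.2 196.3]
plate sd [[334, 248], [695, 282], [696, 120], [353, 83]] mean [519.5 183.4]
A sc [[575, -378], [571, -281], [618, -280], [619, -372]] mean [ 595.7 -327.7]
B sc [[591, -224], [595, -127], [637, -130], [634, -221]] mean [ 614.1 -175.6]
B sd [[592, -136], [637, -138], [634, -232], [587, -228]] mean [ 612.4 -183.7]
C sc [[465, -381], [428, -368], [456, -276], [500, -288]] mean [ 462.3 -328.2]
pin sc [[633, -4]] mean [633.2  -3.6]
pin sd [[638, -5]] mean [637.5  -5.5]
holdertop sd [[613, 29], [671, 19], [660, -36], [601, -27]] mean [636.2  -3.7]
holdertop sc [[601, -27], [613, 33], [669, 23], [659, -35]] mean [635.4  -1.4]
foot sc [[485, -137], [410, -148], [434, -55], [492, -59]] mean [ 455.1 -100. ]
foot sd [[429, -134], [487, -139], [493, -63], [436, -56]] mean [461.2 -97.9]
walltops sc [[483, -118], [436, -118], [499, -67], [441, -72]] mean [464.6 -93.8]
walltops sd [[441, -71], [484, -76], [438, -124], [479, -129]] mean [ 460.7 -100.2]
jar [[761, -184]] mean [ 760.7 -183.7]
jar sd [[760, -190]] mean [ 760.1 -189.8]
```

```bash
cat >> h.py <<'E'
def Rdes(psi,t,sgn=1):
    "jaw yaw psi deg, tilt t deg (fingers toward left-normal of jaw)"
    a=np.radians(psi);t=np.radians(t)
    z=sgn*np.array([np.cos(a),np.sin(a),0]); n=np.array([-np.sin(a),np.cos(a),0])
    y=n*np.sin(t)-np.array([0,0,1])*np.cos(t)
    return R.from_matrix(np.c_[np.cross(y,z),y,z])
def best(psi,t,r):
    return min((Rdes(psi,t,s) for s in (1,-1)),key=lambda q:(r.inv()*q).magnitude())
def wrist(Q,q):
    "orientation model given joints"
    return R.from_euler('z',q[0])*R.from_euler('y',q[1]+q[2])*R.from_euler('z',q[3])*R.from_euler('y',q[4])*R.from_euler('z',q[5])*Q
def plan(*ts,sgn=None):
    "each (x,y,z of TCP mm, psi, t): print shift mm and rotvec deg from the current pose"
    p,r,s=pose(); print("at",np.round(p*1000,1),"F",np.round(s["ft_force"],1),"w",round(s["gripper_width"]*1000,1),"clk",round(s["clock"],2),"q",np.round(s["qpos"],2))
    for x in ts:
        P=np.array(x[:3])/1000; 
        q=best(x[3],x[4],r) if sgn is None else Rdes(x[3],x[4],sgn)
        print(x,"shift",np.round(r.inv().apply(P-p)*1000,1),"turn",np.round(np.degrees((r.inv()*q).as_rotvec()),1))
E
python3 - <<'E'
from h import *
p,r,s=pose(); print(np.round(r.as_matrix(),3))
q=s["qpos"]; Q=wrist(R.identity(),q).inv()*r; print(np.round(Q.as_matrix(),3))
plan((555,268,150,118,0),(555,268,150,28,0),(555,268,150,73,0))
E
```

```text
[[-0.915 -0.     0.403]
 [-0.403  0.    -0.915]
 [-0.    -1.    -0.   ]]
[[-0. -0. -1.]
 [-1.  0.  0.]
 [ 0.  1. -0.]]
at [ 251.8 -571.9  231. ] F [-0.4  0.5 -0.4] w 85.6 clk 0.35 q [-1.28  0.22  1.53 -0.    1.39 -0.13]
(555, 268, 150, 118, 0) shift [-615.9   81.4 -646.4] turn [ 0.  -4.2 -0. ]
(555, 268, 150, 28, 0) shift [-615.9   81.4 -646.4] turn [ 0.  85.8  0. ]
(555, 268, 150, 73, 0) shift [-615.9   81.4 -646.4] turn [ 0.  40.8  0. ]
```

Emit:
jog_arm --motion '[[60,[-616,60,-646],[0,-4,0]],[60,[-616,60,-646],[0,-4,0]],[60,[-616,60,-646],[0,-4,0]],[60,[-616,60,-646],[0,-4,0]],[60,[-616,60,-646],[0,-4,0]]]' --squeeze 40

```text
clock: 0.98
position: [0.3583, -0.277, 0.2104]
tool_rot: [-0.17, 0.169, -0.686, 0.687]
ft_force: [1.5, -0.4, 0.5]
gripper_width: 0.0599
```

```bash
python3 -c "
from h import *
plan((555,268,150,118,0))"
```

```text
at [ 358.3 -277.   210.4] F [ 1.5 -0.4  0.5] w 59.9 clk 0.97 q [-0.83 -0.19  1.98  0.    1.35  0.25]
(555, 268, 150, 118, 0) shift [-427.7   60.3 -390.9] turn [-0.  -0.3 -0. ]
```

Emit:
jog_arm --motion '[[60,[-428,10,-391],[0,0,0]],[60,[-428,10,-391],[0,0,0]],[60,[-428,10,-391],[0,0,0]],[60,[-428,10,-391],[0,0,0]],[60,[-428,10,-391],[0,0,0]]]'

```text
clock: 1.6
position: [0.4644, 0.0172, 0.2055]
tool_rot: [-0.17, 0.169, -0.686, 0.687]
ft_force: [1.2, -1.4, 0.9]
gripper_width: 0.0599
```

```bash
python3 -c "
from h import *
plan((555,268,125,118,0))"
```

```text
at [464.4  17.2 205.5] F [ 1.2 -1.4  0.9] w 59.9 clk 1.6 q [-0.13 -0.15  1.96 -0.    1.33  0.95]
(555, 268, 125, 118, 0) shift [-196.9   80.5 -179.8] turn [-0.1 -0.2 -0.1]
```

Emit:
jog_arm --motion '[[60,[-197,60,-180],[0,0,0]],[60,[-197,60,-180],[0,0,0]],[60,[-197,60,-180],[0,0,0]],[60,[-197,60,-180],[0,0,0]],[60,[-197,70,-180],[0,0,0]]]'

```text
clock: 2.22
position: [0.5548, 0.2696, 0.1346]
tool_rot: [0.171, -0.17, 0.686, -0.686]
ft_force: [0.4, 0.3, -0.5]
gripper_width: 0.0601
```

```bash
python3 -c "
from h import *
plan((555,268,58,118,0))
c=shot('wrist'); save(c,'w1'); print(pr(c,[[.555,.268,.091]]))"
```

```text
at [554.8 269.6 134.6] F [ 0.4  0.3 -0.5] w 60.1 clk 2.23 q [0.32 0.28 1.64 0.   1.22 1.41]
(555, 268, 58, 118, 0) shift [ 0.7 76.6  1.5] turn [ 0.  -0.1 -0.1]
[[277.5914128  235.52857531]]
```

View pics/w1.png

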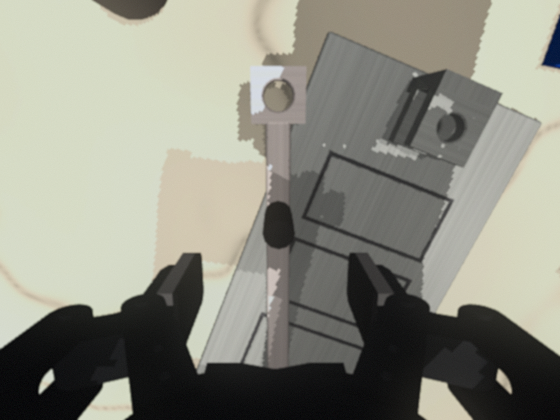

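Emit:
jog_arm --motion '[[50,[0,40,0],[0,0,0]],[50,[0,76,1],[0,0,0]],[10,[0,76,1],[0,0,0]],[10,[0,76,1],[0,0,0]],[10,[0,76,1],[0,0,0]]]' --squeeze 40

```text
clock: 2.9
position: [0.555, 0.2652, 0.06]
tool_rot: [-0.17, 0.169, -0.686, 0.686]
ft_force: [-0.7, -2.1, -4.3]
gripper_width: 0.017
```

```bash
python3 - <<'E'
from h import *
T=[]
for a in (40,52,64,76,88,95,101.5):
    b=np.radians(a); T.append((373.7+205*np.cos(b),172+205*np.sin(b),58,118,0))
plan(*T)
E
```

```text
at [555.  265.2  60. ] F [-0.7 -2.1 -4.3] w 17.0 clk 2.9 q [ 0.32  0.37  1.68 -0.    1.09  1.4 ]
(np.float64(530.7391108393905), np.float64(303.77145998574053), 58, 118, 0) shift [  3.5   2.  -45.5] turn [-0.  -0.3 -0. ]
(np.float64(499.9106024417599), np.float64(333.54220448937804), 58, 118, 0) shift [ 17.    2.  -86.2] turn [-0.  -0.3 -0. ]
(np.float64(463.5660850917609), np.float64(356.25277949132925), 58, 118, 0) shift [  38.6    2.  -123.2] turn [-0.  -0.3 -0. ]
(np.float64(423.29398859793184), np.float64(370.9106238865793), 58, 118, 0) shift [  67.4    2.  -154.9] turn [-0.  -0.3 -0. ]
(np.float64(380.8543968240127), np.float64(376.87511953891465), 58, 118, 0) shift [ 102.2    1.9 -180. ] turn [-0.  -0.3 -0. ]
(np.float64(355.83307273673006), np.float64(376.2199131088079), 58, 118, 0) shift [ 124.6    1.9 -191. ] turn [-0.  -0.3 -0. ]
(np.float64(332.8295734444746), np.float64(372.88456444727007), 58, 118, 0) shift [ 146.5    1.9 -198.8] turn [-0.  -0.3 -0. ]
```

Emit:
jog_arm --motion '[[10,[3.5,0,-45.5],[0,0,0]],[10,[17,0,-86],[0,0,0]],[10,[38.6,0,-123],[0,0,0]],[10,[67.4,0,-155],[0,0,0]],[10,[102,0,-180],[0,0,0]]]'

```text
clock: 3.52
position: [0.3809, 0.3776, 0.0606]
tool_rot: [-0.171, 0.169, -0.686, 0.687]
ft_force: [3.6, -10.8, 0.7]
gripper_width: 0.0168
```

```bash
python3 - <<'E'
from h import *
T=[]
for a in (92,96,99,101.1,102):
    b=np.radians(a); T.append((373.7+205*np.cos(b),172+205*np.sin(b),60,118,0))
plan(*T)
E
```

```text
at [380.9 377.6  60.6] F [  3.6 -10.8   0.7] w 16.8 clk 3.52 q [ 0.64  0.2   1.9  -0.    1.04  1.72]
(np.float64(366.5456031759873), np.float64(376.87511953891465), 60, 118, 0) shift [13.   0.5 -6.1] turn [-0.1 -0.1 -0.2]
(np.float64(352.27166503013103), np.float64(375.87698855049604), 60, 118, 0) shift [ 26.1   0.5 -11.8] turn [-0.1 -0.1 -0.2]
(np.float64(341.6309346667527), np.float64(374.47610982200325), 60, 118, 0) shift [ 36.2   0.4 -15.6] turn [-0.1 -0.1 -0.2]
(np.float64(334.232996862189), np.float64(373.1649961184103), 60, 118, 0) shift [ 43.3   0.4 -17.9] turn [-0.1 -0.1 -0.2]
(np.float64(331.0781033823593), np.float64(372.52025815043015), 60, 118, 0) shift [ 46.4   0.4 -18.8] turn [-0.1 -0.1 -0.2]
```

Emit:
jog_arm --motion '[[10,[14,0,-4.5],[0,0,0]],[10,[27,0,-10],[0,0,0]],[10,[37,0,-13.5],[0,0,0]],[10,[44,0,-16],[0,0,0]],[10,[47,0,-17],[0,0,0]]]'

```text
clock: 4.15
position: [0.3348, 0.3729, 0.0608]
tool_rot: [0.174, -0.166, 0.688, -0.685]
ft_force: [17.4, 9.6, -20.7]
gripper_width: 0.0167
```

```bash
python3 - <<'E'
from h import *
plan()
c=shot('scene'); save(c,'s3',(250,160,430,320),4.4)
print(pr(c,[[.3337,.373,.091]]))
E
```

```text
at [334.8 372.9  60.8] F [ 17.4   9.6 -20.7] w 16.7 clk 4.15 q [ 0.68  0.12  1.99 -0.    1.02  1.77]
[[454.16696587 226.73620826]]
```

View pics/s3.png

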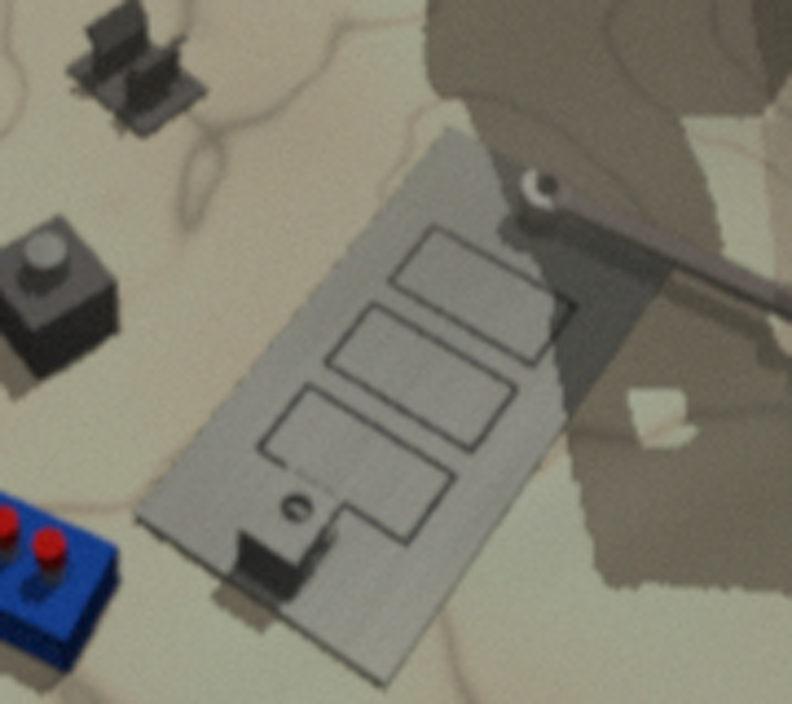

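Emit:
jog_arm --motion '[[50,[-0.5,0,0],[0,0,0]],[50,[-0.5,0,0],[0,0,0]],[50,[-0.5,-40,0],[0,0,0]],[50,[-0.5,-100,0],[0,0,0]],[50,[-0.5,-130,0],[0,0,0]]]'

```text
clock: 4.82
position: [0.3331, 0.3715, 0.1934]
tool_rot: [0.171, -0.168, 0.687, -0.686]
ft_force: [0.3, 0.1, 0.3]
gripper_width: 0.05
```

```bash
python3 - <<'E'
from h import *
plan((612,-170,190,0,0),(612,-170,190,2,-45),(460,-98,190,0,0))
E
```

```text
at [333.1 371.5 193.4] F [0.3 0.1 0.3] w 50.0 clk 4.83 q [ 0.68 -0.06  1.9   0.    1.3   1.77]
(612, -170, 190, 0, 0) shift [  5.3   2.7 609.1] turn [ -0.1 -62.2  -0.3]
(612, -170, 190, 2, -45) shift [  5.3   2.7 609.1] turn [ 25.1 -60.8 -40.4]
(460, -98, 190, 0, 0) shift [106.3   2.2 474.6] turn [ -0.1 -62.2  -0.3]
```

```bash
cat >> h.py <<'E'
Q0=R.from_matrix([[0,0,-1],[-1,0,0],[0,1,0]])
def wsol(q1,a,Rd):
    M=(R.from_euler('z',q1)*R.from_euler('y',a)).inv()*Rd*Q0.inv()
    e=M.as_euler('ZYZ')
    out=[]
    for b in (e,np.array([e[0]+np.pi,-e[1],e[2]+np.pi])):
        b=b.copy(); 
        if b[1]<0: continue
        b[0]=(b[0]+1.24)%(2*np.pi)-1.24; b[2]=(b[2]+np.pi)%(2*np.pi)-np.pi
        out.append(b)
    return out
E
python3 - <<'E'
from h import *
for n,x,y,psi in (("A",596,-328,0),("B",613,-178,2),("C",462,-328,18),("stand",460,-98,-5),("bay1",442,180,6.6),("bay3",584,197,6.6)):
    q1=np.arctan2(y,x)-np.arcsin(78.5/np.hypot(x,y))
    for t in (-60,-45,-30,30,45,60):
        print(n,round(q1,2),t,[np.round(wsol(q1,a,Rdes(psi,t,1))[0],2).tolist() for a in (1.6,2.0)])
E
```

```text
A -0.62 -60 [[-0.97, 1.03, -0.31], [-1.24, 0.84, 0.13]]
A -0.62 -45 [[-0.69, 1.13, -0.45], [-0.88, 0.84, -0.11]]
A -0.62 -30 [[-0.44, 1.25, -0.54], [-0.55, 0.9, -0.32]]
A -0.62 30 [[0.44, 1.84, -0.57], [0.42, 1.47, -0.73]]
A -0.62 45 [[0.68, 1.97, -0.49], [0.62, 1.65, -0.73]]
A -0.62 60 [[0.94, 2.08, -0.37], [0.82, 1.82, -0.7]]
B -0.41 -60 [[-1.01, 1.18, -0.2], [-1.2, 1.0, 0.2]]
B -0.41 -45 [[-0.74, 1.24, -0.3], [-0.89, 0.97, 0.02]]
B -0.41 -30 [[-0.48, 1.33, -0.37], [-0.57, 0.98, -0.15]]
B -0.41 30 [[0.48, 1.76, -0.4], [0.48, 1.4, -0.58]]
B -0.41 45 [[0.73, 1.86, -0.34], [0.69, 1.55, -0.6]]
B -0.41 60 [[0.99, 1.93, -0.26], [0.91, 1.7, -0.59]]
C -0.76 -60 [[-0.72, 0.69, -0.71], [5.03, 0.45, -0.09]]
C -0.76 -45 [[-0.46, 0.88, -0.9], [-0.72, 0.54, -0.55]]
C -0.76 -30 [[-0.27, 1.09, -1.0], [-0.38, 0.71, -0.84]]
C -0.76 30 [[0.27, 2.0, -1.02], [0.24, 1.61, -1.12]]
C -0.76 45 [[0.44, 2.21, -0.93], [0.36, 1.84, -1.1]]
C -0.76 60 [[0.67, 2.41, -0.77], [0.49, 2.07, -1.05]]
stand -0.38 -60 [[-1.04, 1.31, -0.12], [-1.17, 1.12, 0.26]]
stand -0.38 -45 [[-0.77, 1.35, -0.19], [-0.88, 1.07, 0.13]]

[... 193 characters left out ...]
02, 1.81, -0.17], [0.98, 1.59, -0.51]]
bay1 0.22 -60 [[-1.04, 1.65, 0.08], [-1.05, 1.45, 0.42]]
bay1 0.22 -45 [[-0.78, 1.63, 0.1], [-0.81, 1.34, 0.38]]
bay1 0.22 -30 [[-0.52, 1.6, 0.11], [-0.55, 1.25, 0.31]]
bay1 0.22 30 [[0.52, 1.49, 0.08], [0.58, 1.15, -0.14]]
bay1 0.22 45 [[0.78, 1.48, 0.05], [0.85, 1.2, -0.24]]
bay1 0.22 60 [[1.05, 1.46, 0.03], [1.12, 1.27, -0.33]]
bay3 0.2 -60 [[-1.04, 1.63, 0.07], [-1.06, 1.43, 0.41]]
bay3 0.2 -45 [[-0.78, 1.61, 0.08], [-0.81, 1.33, 0.37]]
bay3 0.2 -30 [[-0.52, 1.59, 0.09], [-0.55, 1.24, 0.29]]
bay3 0.2 30 [[0.52, 1.5, 0.06], [0.57, 1.16, -0.16]]
bay3 0.2 45 [[0.79, 1.49, 0.04], [0.85, 1.22, -0.26]]
bay3 0.2 60 [[1.05, 1.48, 0.02], [1.11, 1.29, -0.34]]
```

```bash
python3 - <<'E'
from h import *
plan((613,-169,200,-2.5,0),(613,-169,130,-2.5,-30))
E
```

```text
at [333.1 371.5 193.4] F [0.3 0.1 0.3] w 50.0 clk 4.83 q [ 0.68 -0.06  1.9   0.    1.3   1.77]
(613, -169, 200, -2.5, 0) shift [  3.9  -7.3 608.7] turn [ -0.1 -59.7  -0.3]
(613, -169, 130, -2.5, -30) shift [  4.3  62.7 608.8] turn [ 15.5 -58.4 -27.5]
```

Emit:
jog_arm --motion '[[70,[5,0,609],[0,-62,0]],[70,[5,0,609],[0,-62,0]],[70,[5,0,609],[0,-62,0]],[70,[5,0,609],[0,-62,0]],[70,[5,0,609],[0,-62,0]]]'

```text
clock: 5.45
position: [0.4578, 0.1303, 0.19]
tool_rot: [-0.428, 0.427, -0.563, 0.564]
ft_force: [0.6, -0.3, -0.5]
gripper_width: 0.0697
```

```bash
python3 - <<'E'
from h import *
plan((613,-169,200,-2.5,0),(613,-169,130,-2.5,-30))
E
```

```text
at [457.8 130.3 190. ] F [ 0.6 -0.3 -0.5] w 69.7 clk 5.45 q [ 0.11 -0.11  1.95  0.    1.3   0.38]
(613, -169, 200, -2.5, 0) shift [246.3  -9.8 230.3] turn [ -0.1 -13.2  -0. ]
(613, -169, 130, -2.5, -30) shift [246.3  60.2 230.2] turn [  3.3 -12.9 -29.9]
```

Emit:
jog_arm --motion '[[75,[246,60,230],[3,-13,-30]],[75,[246,60,230],[3,-13,-30]],[75,[246,60,230],[3,-13,-30]],[75,[246,60,230],[3,-13,-30]],[75,[246,60,230],[3,-13,-30]]]'

```text
clock: 6.08
position: [0.5981, -0.1429, 0.134]
tool_rot: [-0.337, 0.607, -0.369, 0.618]
ft_force: [0.5, 1.0, -0.4]
gripper_width: 0.0748
```

```bash
python3 - <<'E'
from h import *
plan((613,-169,130,-2.5,-30))
c=shot('wrist'); save(c,'w2',k=1.4); np.save("w2.npy",[c["rvec"],c["tvec"]])
print(pr(c,[[.613,-.179,.02],[.613,-.131,.02]]))
E
```

```text
at [ 598.1 -142.9  134. ] F [ 0.5  1.  -0.4] w 74.8 clk 6.08 q [-0.09  0.32  1.69 -0.57  1.18  0.19]
(613, -169, 130, -2.5, -30) shift [20.1 16.1 16.1] turn [0.5 0.1 0.1]
[[299.13818207 166.46132803]
 [299.21648981 106.27401684]]
```

View pics/w2.png

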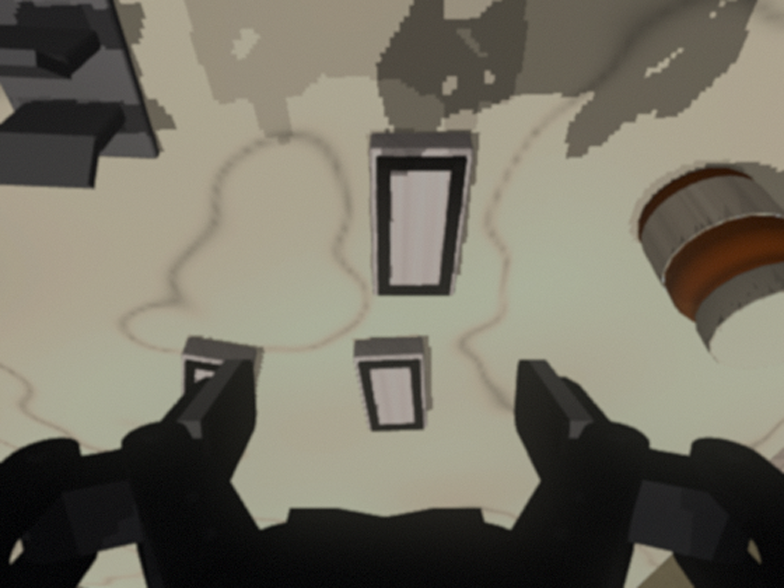

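```bash
cat >> h.py <<'E'
def lid(c,pts,k,z=.02,x0=0,y0=0):
    P=np.array([w(c,x0+(u+.5)/k-.5,y0+(v+.5)/k-.5,z) for u,v in pts])[:,:2]*1000
    (cx,cy),(a,b),ang=cv2.minAreaRect(P.astype(np.float32))
    if a<b: ang+=90
    print(np.round(P,1).tolist(),"c",np.round(P.mean(0),1),"rect c",round(cx,1),round(cy,1),"size",round(a,1),round(b,1),"long axis",round(ang,1))
    return P
def old(n):
    import glob
    c=cams.camera("wrist") ; c["rvec"],c["tvec"]=np.load(n); return c
E
python3 - <<'E'
from h import *
c=old("w2.npy")
lid(c,[(371,150),(474,150),(454,295),(376,295)],1.4)
lid(c,[(355,355),(426,354),(425,428),(370,431)],1.4)
E
```

```text
[[591.5, -130.6], [637.5, -132.6], [633.2, -225.3], [588.2, -223.5]] c [ 612.6 -178. ] rect c 612.5 -178.0 size 93.0 46.1 long axis 87.6
[[571.0, -279.3], [617.7, -280.0], [617.9, -374.6], [574.3, -377.7]] c [ 595.2 -327.9] rect c 595.9 -327.7 size 46.6 98.5 long axis 91.9
```

```bash
python3 - <<'E'
from h import *
plan((613,-167.5,40,-2.4,-30),(613,-167.5,4.5,-2.4,-30))
E
```

```text
at [ 597.9 -147.1  133.8] F [ 0.4 -0.1 -0.3] w 75.1 clk 6.17 q [-0.1   0.32  1.69 -0.57  1.18  0.19]
(613, -167.5, 40, -2.4, -30) shift [-30.1  90.8  16.9] turn [ 0.7 -0.3  0.2]
(613, -167.5, 4.5, -2.4, -30) shift [-48.  121.5  17.2] turn [ 0.7 -0.3  0.2]
```

Emit:
jog_arm --motion '[[72,[-15,50,17],[0.7,0,0]],[72,[-30,91,17],[0.7,0,0]],[72,[-42,111,17],[0.7,0,0]],[72,[-48,121,17],[0.7,0,0]],[72,[-48,121,17],[0.7,0,0]]]'

```text
clock: 6.8
position: [0.6123, -0.1614, 0.0056]
tool_rot: [-0.341, 0.604, -0.365, 0.621]
ft_force: [0.5, -0.4, 0.3]
gripper_width: 0.0721
```

```bash
python3 - <<'E'
from h import *
plan((613,-167.5,4.5,-2.4,-30))
c=shot('wrist'); save(c,'w3'); d=shot("side"); save(d,"d3",(260,270,420,400),5)
E
```

```text
at [ 612.3 -161.4    5.6] F [ 0.5 -0.4  0.3] w 72.1 clk 6.8 q [-0.12  0.53  1.69 -0.64  0.98  0.31]
(613, -167.5, 4.5, -2.4, -30) shift [4.7 4.  0.9] turn [-0.1 -0.1  0.1]
```

View pics/d3.png

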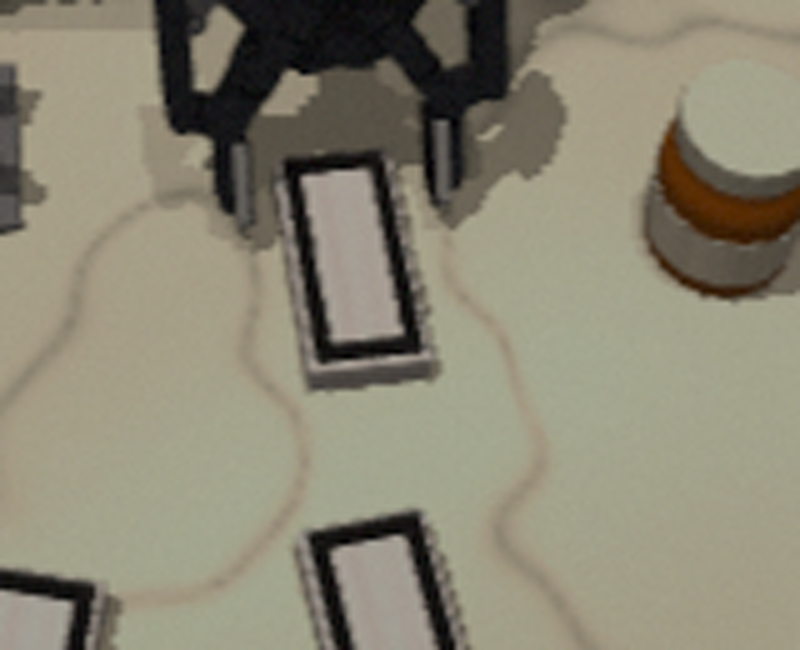

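View pics/w3.png

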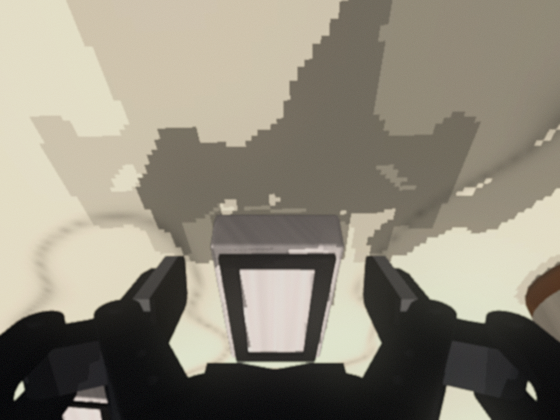

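Emit:
jog_arm --motion '[[72,[5,3.5,0.5],[0,0,0]],[40,[5,3.5,0.5],[0,0,0]],[30,[5,3.5,0.5],[0,0,0]],[30,[5,3.5,0.5],[0,0,0]],[30,[5,3.5,0.5],[0,0,0]]]' --squeeze 60

```text
clock: 7.52
position: [0.6131, -0.168, 0.0059]
tool_rot: [-0.341, 0.604, -0.365, 0.621]
ft_force: [-0.2, 0.9, 7.2]
gripper_width: 0.0462
```

```bash
python3 - <<'E'
from h import *
plan((613,-167.5,120,-2.4,-30),(540,-130,140,-4,20))
c=shot('wrist'); save(c,'w4')
E
```

```text
at [ 613.1 -168.     5.9] F [-0.2  0.9  7.2] w 46.2 clk 7.53 q [-0.13  0.53  1.69 -0.65  0.98  0.3 ]
(613, -167.5, 120, -2.4, -30) shift [ 56.8 -98.9   0.4] turn [-0.2 -0.1  0.1]
(540, -130, 140, -4, 20) shift [  37.3 -133.7  -74.1] turn [-0.4  1.6 50.1]
```

View pics/w4.png

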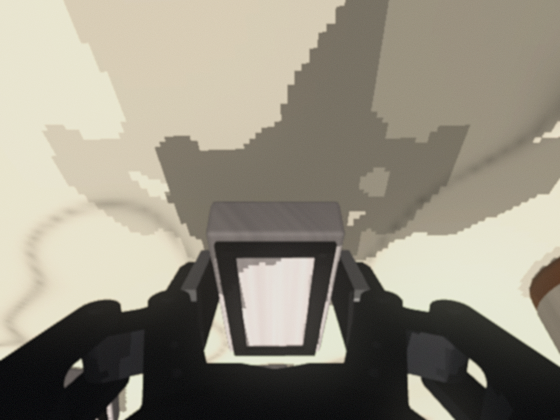

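Emit:
jog_arm --motion '[[30,[30,-50,0],[0,0,0]],[30,[57,-99,0],[0,0,0]],[30,[50,-115,-30],[0,0.5,17]],[30,[40,-130,-60],[-0.2,1,34]],[30,[37,-134,-74],[-0.4,1.6,50]]]'

```text
clock: 8.2
position: [0.539, -0.1281, 0.1405]
tool_rot: [0.498, -0.473, 0.523, -0.505]
ft_force: [-0.9, -1.3, -2.2]
gripper_width: 0.0464
```

```bash
cat >> h.py <<'E'
def seat(X,center,psi_lid_t):
    pass
E
python3 - <<'E'
from h import *
plan((461,-94,150,-5.3,60),(461,-94,64,-5.3,60))
E
```

```text
at [ 539.  -128.1  140.5] F [-0.9 -1.3 -2.2] w 46.4 clk 8.2 q [-0.4   0.14  1.8   0.05  1.21 -0.36]
(461, -94, 150, -5.3, 60) shift [-29.9  -8.7 -79.8] turn [ 0.8  1.9 57.5]
(461, -94, 64, -5.3, 60) shift [-26.2  77.2 -80.3] turn [ 0.8  1.9 57.5]
```

Emit:
jog_arm --motion '[[30,[-30,-10,-80],[0.8,1.9,57.5]],[30,[-30,-10,-80],[0.8,1.9,57.5]],[30,[-30,-10,-80],[0.8,1.9,57.5]],[30,[-30,-10,-80],[0.8,1.9,57.5]],[30,[-30,-10,-80],[0.8,1.9,57.5]]]'

```text
clock: 8.82
position: [0.4616, -0.0964, 0.1504]
tool_rot: [0.666, -0.174, 0.685, -0.238]
ft_force: [0.7, -0.0, -1.8]
gripper_width: 0.0465
```

```bash
python3 - <<'E'
from h import *
plan((461,-94,100,-5.3,60),(461,-94,64,-5.3,60))
d=shot("side"); save(d,"d4",(160,180,400,360),3.3)
d=shot("scene"); save(d,"s4",(220,100,340,220),5)
E
```

```text
at [461.6 -96.4 150.4] F [ 0.7 -0.  -1.8] w 46.5 clk 8.82 q [-0.84  0.37  1.81  0.66  1.71 -0.92]
(461, -94, 100, -5.3, 60) shift [40.5 30.  -0.9] turn [-0.1  0.   3.9]
(461, -94, 64, -5.3, 60) shift [70.4 50.1 -0.9] turn [-0.1  0.   3.9]
```

View pics/d4.png

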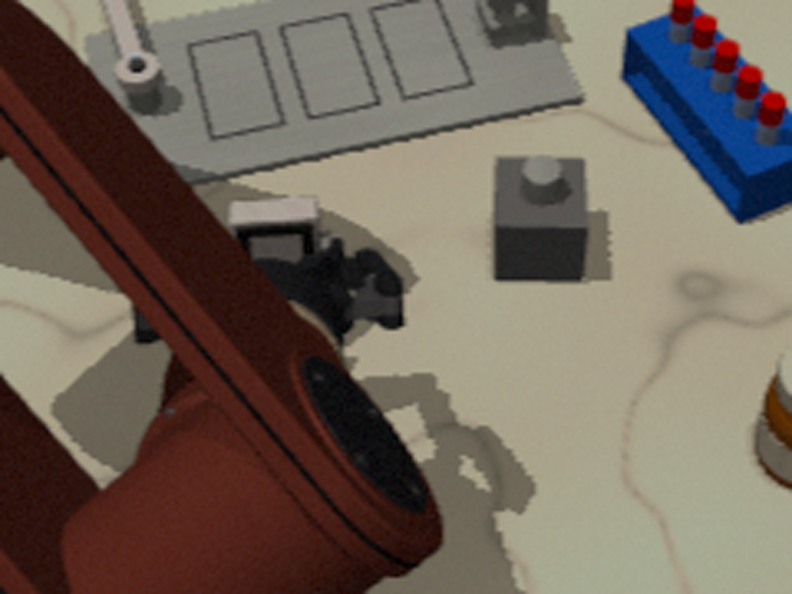

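View pics/s4.png

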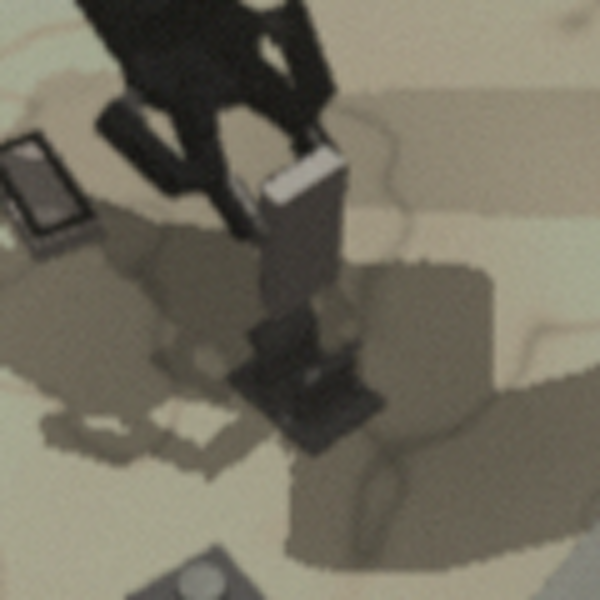

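```bash
python3 - <<'E'
from h import *
c=cams.camera("scene"); print(w(c,220+305.5/5-.5,100+175.5/5-.5,.188),w(c,220+305.5/5-.5,100+175.5/5-.5,.186))
E
```

```text
[ 0.46405522 -0.0906709   0.188     ] [ 0.4625672  -0.09210545  0.186     ]
```

Emit:
jog_arm --motion '[[30,[20,15,-1],[0,0,2]],[30,[40.5,30,-1],[0,0,4]],[30,[55,40,-1],[0,0,4]],[30,[62,45,-1],[0,0,4]],[30,[65,47,-1],[0,0,4]]]'

```text
clock: 9.6
position: [0.461, -0.0928, 0.0703]
tool_rot: [0.674, -0.153, 0.69, -0.216]
ft_force: [0.5, -0.0, -1.8]
gripper_width: 0.0463
```

```bash
python3 - <<'E'
from h import *
plan((461,-94,64,-5.3,60))
d=shot("side"); save(d,"d5",(190,200,290,300),6)
d=shot("scene"); save(d,"s5",(220,100,340,220),5)
E
```

```text
at [461.  -92.8  70.3] F [ 0.5 -0.  -1.8] w 46.3 clk 9.6 q [-0.86  0.56  1.79  0.68  1.64 -1.03]
(461, -94, 64, -5.3, 60) shift [6.  2.1 0.1] turn [0.  0.1 0.3]
```

View pics/s5.png

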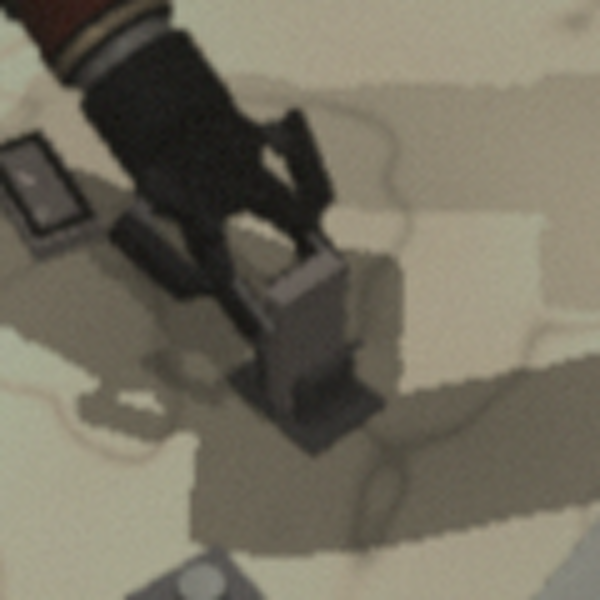

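View pics/d5.png

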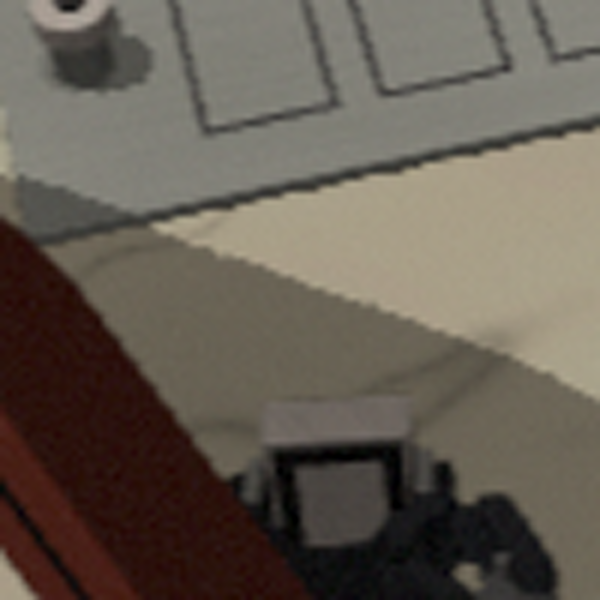

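Emit:
jog_arm --motion '[[30,[4,1.5,0],[0,0,0]],[30,[6.5,2.5,0],[0,0,0]],[30,[6.5,2.5,0],[0,0,0]],[70,[6.5,2.5,0],[0,0,0]],[80,[6.5,2.5,0],[0,0,0]]]'

```text
clock: 10.32
position: [0.4606, -0.0941, 0.063]
tool_rot: [0.673, -0.153, 0.69, -0.216]
ft_force: [-0.2, 0.6, 0.2]
gripper_width: 0.0793
```

```bash
python3 - <<'E'
from h import *
plan((461,-210,180,-5.3,40),(461,-94,200,-5.3,0),(461,20,180,-5.3,-60))
d=shot("scene"); save(d,"s6",(220,100,340,220),5)
E
```

```text
at [460.6 -94.1  63. ] F [-0.2  0.6  0.2] w 79.3 clk 10.32 q [-0.86  0.57  1.79  0.67  1.64 -1.04]
(461, -210, 180, -5.3, 40) shift [ -43.  -158.5   11.1] turn [  0.    0.  -19.8]
(461, -94, 200, -5.3, 0) shift [-118.4  -68.8    0.4] turn [  0.    0.  -59.8]
(461, 20, 180, -5.3, -60) shift [-158.3   39.4  -10.2] turn [  -0.     0.  -119.8]
```

View pics/s6.png

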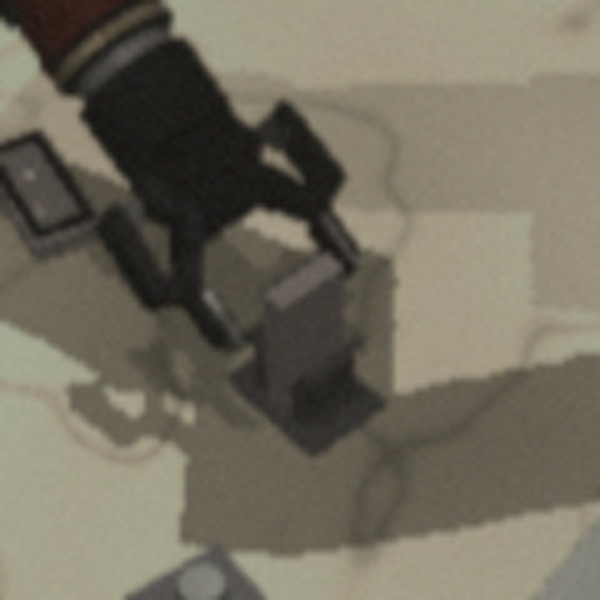

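Emit:
jog_arm --motion '[[80,[-45,-26,0],[0,0,0]],[80,[-78,-45,0],[0,0,-5]],[80,[-84,-48,0],[0,0,-15]],[80,[-84,-48,0],[0,0,-26]],[80,[-84,-48,0],[0,0,-36]]]'

```text
clock: 11.0
position: [0.461, -0.0939, 0.1606]
tool_rot: [0.573, -0.36, 0.608, -0.415]
ft_force: [-0.5, 0.4, -0.3]
gripper_width: 0.0801
```

```bash
python3 - <<'E'
from h import *
plan((461,-102,160,-5.3,-60),(461,-102,63,-5.3,-60))
E
```

```text
at [461.  -93.9 160.6] F [-0.5  0.4 -0.3] w 80.1 clk 11.0 q [-0.62  0.02  1.94  0.36  1.41 -0.63]
(461, -102, 160, -5.3, -60) shift [ 7.6 -2.6  0.7] turn [ -0.1  -0.1 -83.5]
(461, -102, 63, -5.3, -60) shift [46.2 86.3  0.5] turn [ -0.1  -0.1 -83.5]
```

Emit:
jog_arm --motion '[[80,[4,-2,0],[0,0,-10]],[80,[7.5,-2.5,0],[0,0,-21]],[80,[7.5,-2.5,0],[0,0,-31]],[80,[7.5,-2.5,0],[0,0,-42]],[80,[7.5,-2.5,0.5],[0,0,-53]]]'

```text
clock: 11.62
position: [0.4611, -0.1008, 0.1603]
tool_rot: [-0.331, 0.591, -0.386, 0.626]
ft_force: [-0.4, -0.1, -0.1]
gripper_width: 0.08
```

Emit:
jog_arm --motion '[[80,[0,0,0],[0,0,-10]],[80,[0,0,0],[0,0,-21]],[80,[0,0,0],[0,0,-30.5]],[80,[0,0,0],[0,0,-30.5]],[80,[0,0,0],[0,0,-30.5]]]'

```text
clock: 12.25
position: [0.4606, -0.101, 0.1591]
tool_rot: [-0.157, 0.672, -0.22, 0.689]
ft_force: [-0.5, 0.3, 0.3]
gripper_width: 0.0804
```

```bash
python3 - <<'E'
from h import *
plan((461,-102,100,-5.3,-60),(461,-102,63,-5.3,-60))
c=shot("wrist"); save(c,"w7"); np.save("w7.npy",[c["rvec"],c["tvec"]])
print(pr(c,[[.461,-.098,.102]]))
d=shot("side"); save(d,"d7",(190,200,310,320),5)
E
```

```text
at [ 460.6 -101.   159.1] F [-0.5  0.3  0.3] w 80.4 clk 12.25 q [ 0.21  0.28  1.95 -0.97  1.46  0.71]
(461, -102, 100, -5.3, -60) shift [-50.2  31.2   0.5] turn [ 0.  0. -1.]
(461, -102, 63, -5.3, -60) shift [-81.9  50.3   0.5] turn [ 0.  0. -1.]
[[275.47278881 143.85520255]]
```

View pics/w7.png

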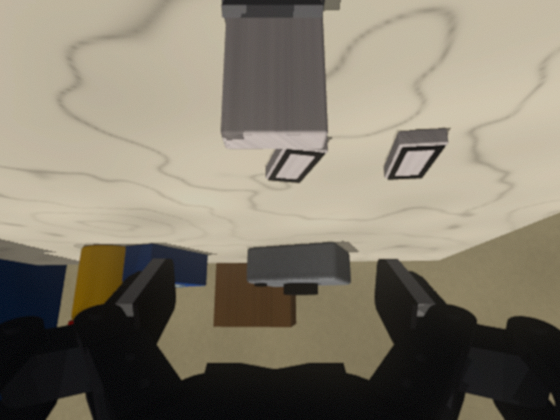

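View pics/d7.png

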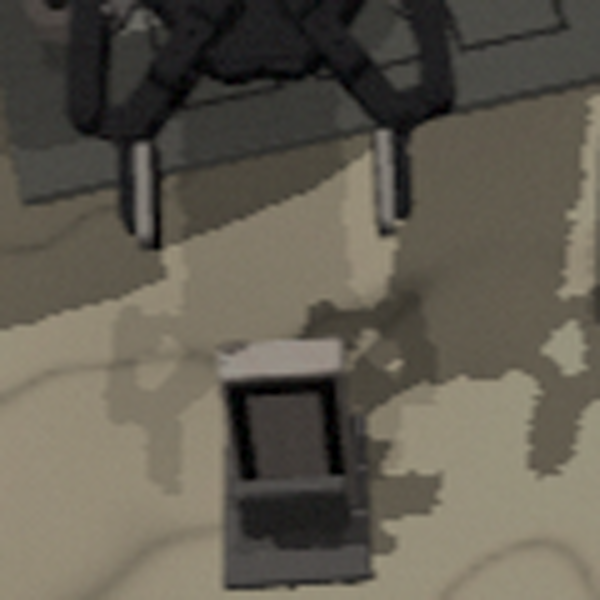

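```bash
python3 - <<'E'
from h import *
d=cams.camera("side"); print(w(d,190+281/5,200+360/5,.102))
print([np.round(w(d,190+u/5,200+v/5,.102)*1000) for u,v in ((218,345),(342,340),(342,375),(222,382))])
c=old("w7.npy"); print([np.round(w(c,u,v,.102)*1000) for u,v in ((222,131),(327,131),(326,150),(226,150))])
E
```

```text
[ 0.4627921  -0.09953545  0.102     ]
[array([439., -88., 102.]), array([487., -94., 102.]), array([ 485., -110.,  102.]), array([ 440., -106.,  102.])]
[array([439., -83., 102.]), array([484., -88., 102.]), array([ 485., -107.,  102.]), array([ 437., -102.,  102.])]
```

Emit:
jog_arm --motion '[[76,[-40,25,1],[0,0,-1]],[76,[-72,44,1],[0,0,-1]],[76,[-82,50,1],[0,0,-1]],[76,[-82,50,1],[0,0,-1]],[40,[-82,50,1],[0,0,-1]]]'

```text
clock: 13.08
position: [0.4624, -0.102, 0.0645]
tool_rot: [-0.151, 0.673, -0.213, 0.692]
ft_force: [-0.1, 0.9, -0.2]
gripper_width: 0.0598
```

Emit:
jog_arm --motion '[[30,[0,0,0],[0,0,0]],[30,[0,0,0],[0,0,0]],[30,[0,0,0],[0,0,0]],[30,[0,0,0],[0,0,0]],[30,[-13,8,0],[0,0,0]]]' --squeeze 60

```text
clock: 13.7
position: [0.4628, -0.1027, 0.0564]
tool_rot: [-0.145, 0.673, -0.21, 0.694]
ft_force: [-14.1, 25.1, 53.5]
gripper_width: 0.0463
```

```bash
python3 - <<'E'
from h import *
plan((461,-102,160,-5.3,-60))
c=shot("wrist"); save(c,"w8"); np.save("w8.npy",[c["rvec"],c["tvec"]])
d=shot("side"); save(d,"d8",(190,200,310,320),5)
E
```

```text
at [ 462.8 -102.7   56.4] F [-14.1  25.1  53.5] w 46.3 clk 13.7 q [ 0.22  0.52  1.92 -1.01  1.37  0.89]
(461, -102, 160, -5.3, -60) shift [ 90.3 -50.9  -1.3] turn [ 0.  -0.4  0.9]
```

View pics/w8.png

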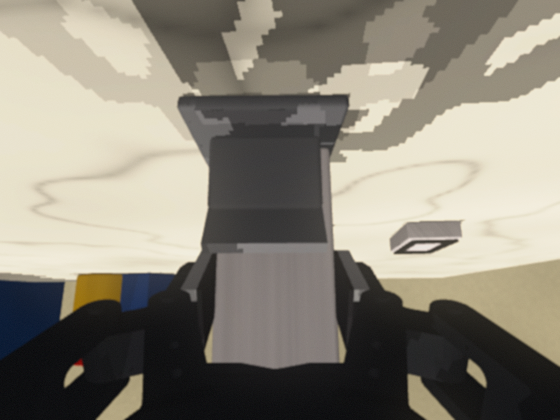

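View pics/d8.png

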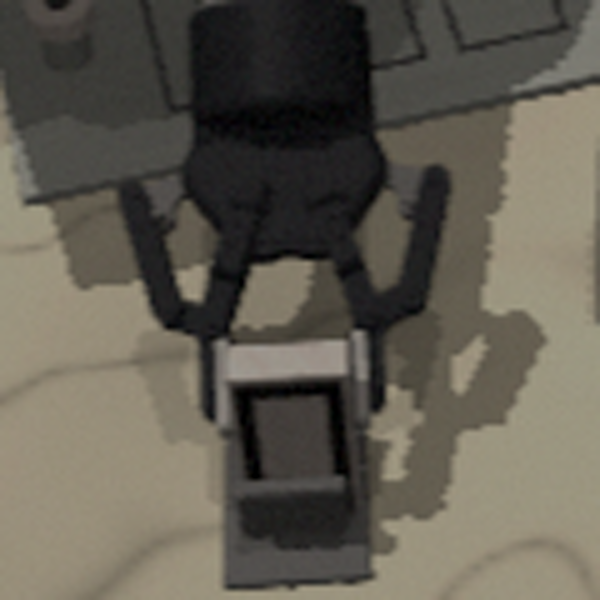

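Emit:
jog_arm --motion '[[30,[30,-17,0],[0,0,0]],[30,[60,-34,0],[0,0,0]],[30,[100,-57,0],[0,0,0]],[30,[105,-60,0],[0,0,0]],[30,[105,-60,0],[0,0,0]]]'

```text
clock: 14.42
position: [0.4611, -0.1025, 0.1683]
tool_rot: [-0.151, 0.674, -0.214, 0.691]
ft_force: [0.6, 0.2, -1.4]
gripper_width: 0.0465
```

```bash
python3 - <<'E'
from h import *
plan((440,168,150,6.6,30))
c=shot("wrist"); save(c,"w9"); np.save("w9.npy",[c["rvec"],c["tvec"]])
d=shot("side"); save(d,"d9",(170,170,330,290),5)
d=shot("scene"); save(d,"s9",(230,100,330,200),6)
E
```

```text
at [ 461.1 -102.5  168.3] F [ 0.6  0.2 -1.4] w 46.5 clk 14.43 q [ 0.21  0.27  1.95 -0.98  1.48  0.7 ]
(440, 168, 150, 6.6, 30) shift [-149.2 -222.7  -46. ] turn [  3.4 -12.8  89.7]
```

View pics/w9.png

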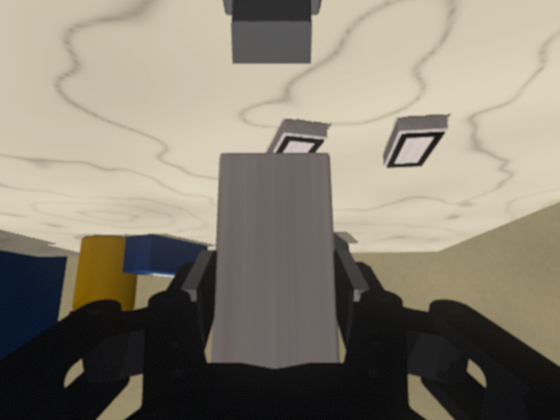

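View pics/d9.png

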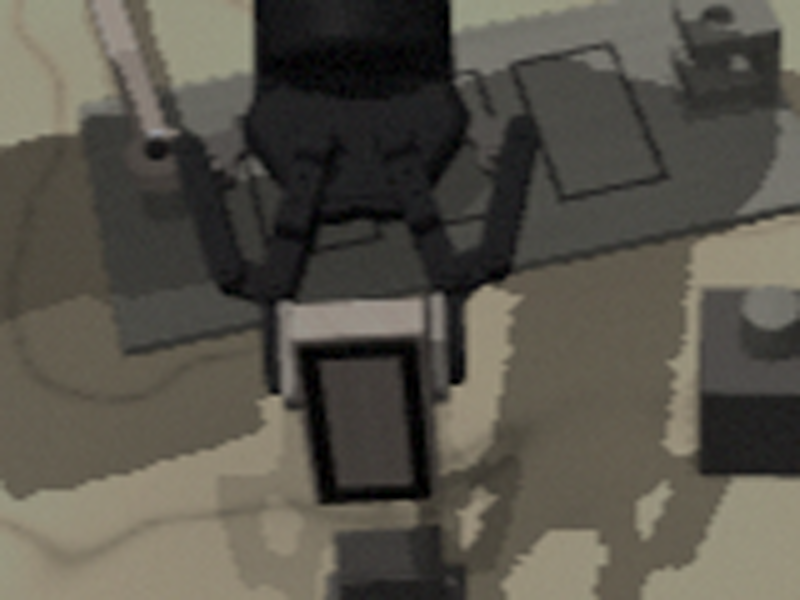

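View pics/s9.png

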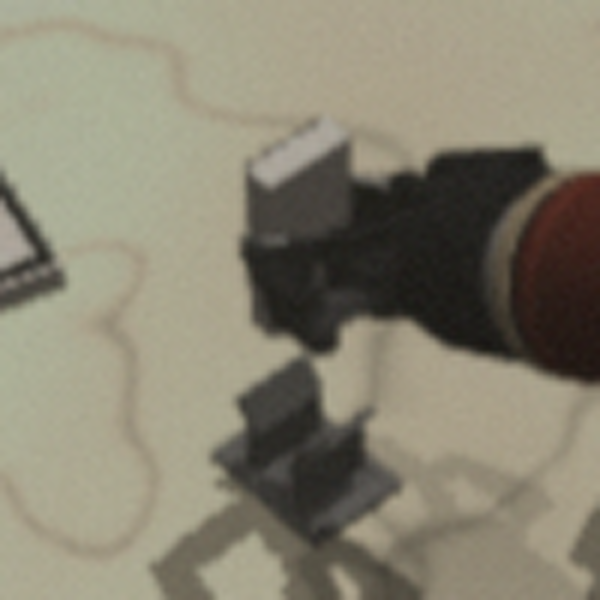

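```bash
python3 - <<'E'
from h import *
c=old("w9.npy"); print(pr(c,[[.461,y,z] for y in (-.092,-.088,-.084) for z in (.112,.118,.124)]))
d=cams.camera("side"); print("side top px", 170+355/5,170+330/5, pr(d,[[.461,-.108,.214],[.461,-.088,.214],[.461,-.108,.118]]), 170+378/5,170+500/5)
E
```

```text
[[272.69207083 137.27097265]
 [272.69240002 149.86773282]
 [272.69273575 162.71476962]
 [271.78664164 133.1504503 ]
 [271.77784967 146.02135565]
 [271.76887859 159.15445851]
 [270.83513973 128.82025539]
 [270.81628118 141.9772316 ]
 [270.79702847 155.4091947 ]]
side top px 241.0 236.0 [[240.63144025 237.6223723 ]
 [239.65995164 229.08097021]
 [245.01510336 270.68283093]] 245.6 270.0
```

```bash
python3 - <<'E'
from h import *
plan((441.5,180,150,6.6,30))
E
```

```text
at [ 460.4 -102.9  167.2] F [ 0.3  1.3 -1.1] w 46.3 clk 14.68 q [ 0.21  0.28  1.95 -0.98  1.48  0.7 ]
(441.5, 180, 150, 6.6, 30) shift [-154.2 -234.3  -44.8] turn [  3.6 -12.7  89.8]
```

Emit:
jog_arm --motion '[[30,[-50,-60,-10],[0,-2,10]],[30,[-80,-110,-20],[0.6,-4,21]],[30,[-110,-160,-30],[1.3,-6,32]],[30,[-140,-200,-40],[2,-8,42]],[30,[-155,-233,-44],[2.5,-10,53]]]'

```text
clock: 15.3
position: [0.4421, 0.182, 0.1494]
tool_rot: [-0.471, 0.564, -0.461, 0.498]
ft_force: [-0.6, -0.6, -2.4]
gripper_width: 0.0462
```

```bash
python3 - <<'E'
from h import *
plan((441.5,180,110,6.6,30))
E
```

```text
at [442.1 182.  149.4] F [-0.6 -0.6 -2.4] w 46.2 clk 15.3 q [ 0.3   0.03  1.9  -0.11  1.3   0.26]
(441.5, 180, 110, 6.6, 30) shift [-3.1 39.3  1.7] turn [ 2.9 -3.1 37.2]
```

Emit:
jog_arm --motion '[[30,[-3,10,1.5],[0.8,-0.8,10]],[30,[-3,20,1.5],[1.5,-1.5,20]],[30,[-3,30,1.5],[2.3,-2.3,30]],[30,[-3,40,1.5],[2.9,-3.1,37.2]],[30,[-3,40,1.5],[2.9,-3.1,37.2]]]'

```text
clock: 15.92
position: [0.4407, 0.1753, 0.1075]
tool_rot: [0.628, -0.389, 0.593, -0.321]
ft_force: [0.6, -0.5, -2.2]
gripper_width: 0.0464
```

```bash
python3 - <<'E'
from h import *
plan((441.5,180,30,6.6,30),(441.5,180,14.5,6.6,30))
d=shot("side"); save(d,"d10",(170,150,330,270),5)
E
```

```text
at [440.7 175.3 107.5] F [ 0.6 -0.5 -2.2] w 46.4 clk 15.93 q [-0.15  0.02  2.08  0.53  1.23 -0.49]
(441.5, 180, 30, 6.6, 30) shift [34.4 69.5  1.8] turn [ 0.1 -0.6  0.3]
(441.5, 180, 14.5, 6.6, 30) shift [42.1 83.   1.9] turn [ 0.1 -0.6  0.3]
```

View pics/d10.png

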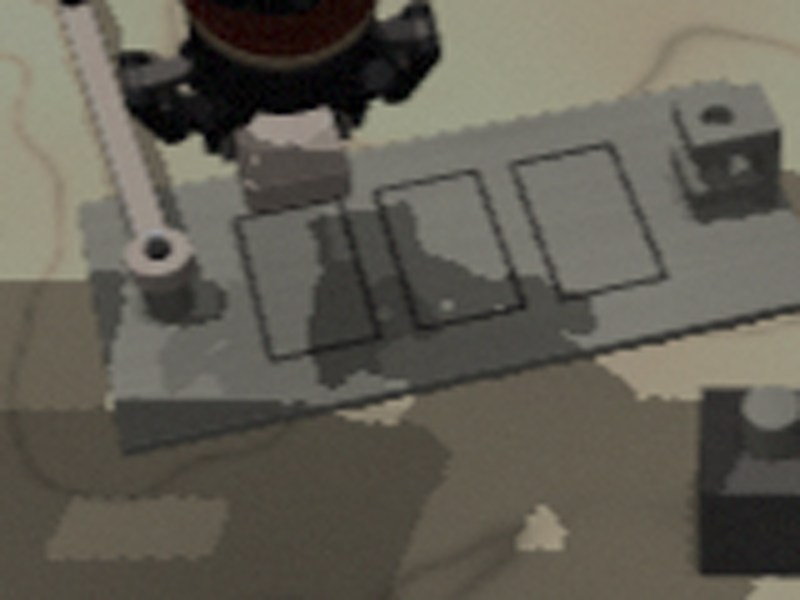

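Emit:
jog_arm --motion '[[30,[17,35,2],[0,-0.6,0]],[30,[34,69.5,2],[0,-0.6,0]],[30,[40,79,2],[0,-0.6,0]],[30,[42,83,2],[0,-0.6,0]],[30,[42,83,2],[0,-0.6,0]]]'

```text
clock: 16.6
position: [0.4448, 0.1821, 0.0181]
tool_rot: [0.634, -0.39, 0.587, -0.319]
ft_force: [1.0, -0.7, -2.1]
gripper_width: 0.0464
```

```bash
python3 - <<'E'
from h import *
plan((441.5,180,14,6.6,30))
d=shot("side"); save(d,"d11",(170,150,330,270),5)
c=shot("wrist"); save(c,"w11")
E
```

```text
at [444.8 182.1  18.1] F [ 1.  -0.7 -2.1] w 46.4 clk 16.6 q [-0.13  0.21  2.1   0.59  1.05 -0.61]
(441.5, 180, 14, 6.6, 30) shift [ 3.5  2.7 -3.6] turn [-0.2  0.5  0.3]
```

View pics/d11.png

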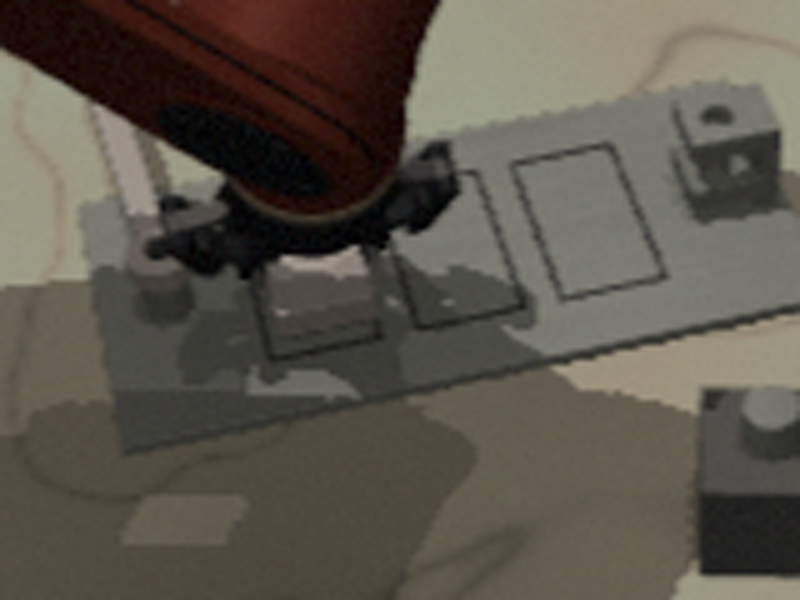

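View pics/w11.png

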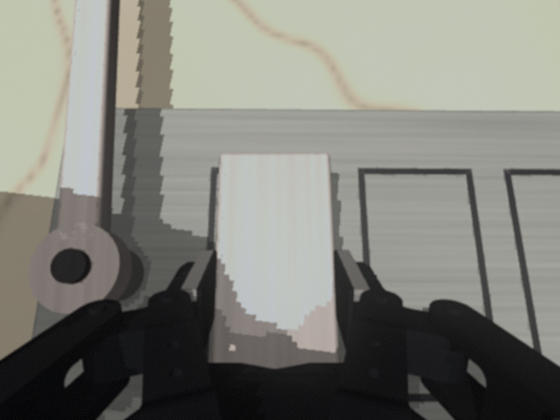

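Emit:
jog_arm --motion '[[30,[3,1.5,-3.6],[0,0.5,0]],[30,[3.5,3,-3.6],[0,0.5,0]],[30,[3.5,3,-3.6],[0,0.5,0]],[30,[4,3.5,-3.6],[0,0.5,0]],[30,[4,3.5,-3.6],[0,0.5,0]]]'

```text
clock: 17.32
position: [0.4416, 0.1795, 0.015]
tool_rot: [0.632, -0.388, 0.59, -0.32]
ft_force: [-7.8, -8.7, 24.0]
gripper_width: 0.0466
```

```bash
python3 - <<'E'
from h import *
plan((441.5,180,14,6.6,30))
d=shot("side"); save(d,"d12",(190,180,270,240),8)
c=shot("wrist"); save(c,"w12",(180,120,360,360),3); np.save("w12.npy",[c["rvec"],c["tvec"]])
E
```

```text
at [441.6 179.5  15. ] F [-7.8 -8.7 24. ] w 46.6 clk 17.32 q [-0.14  0.21  2.1   0.59  1.05 -0.61]
(441.5, 180, 14, 6.6, 30) shift [ 0.1  1.1 -0.1] turn [-0.2 -0.   0.2]
```

View pics/d12.png

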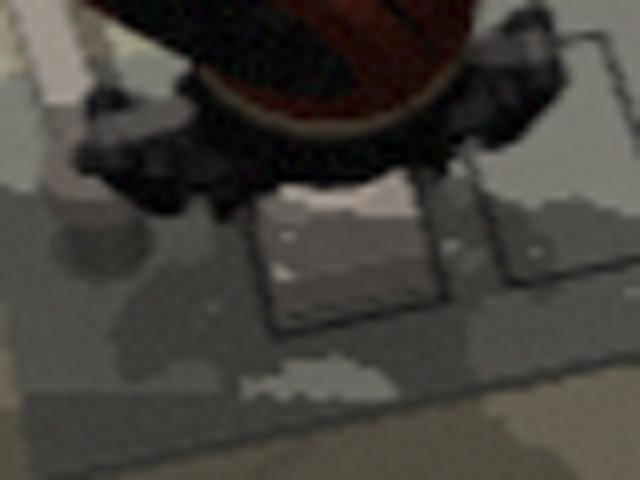

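View pics/w12.png

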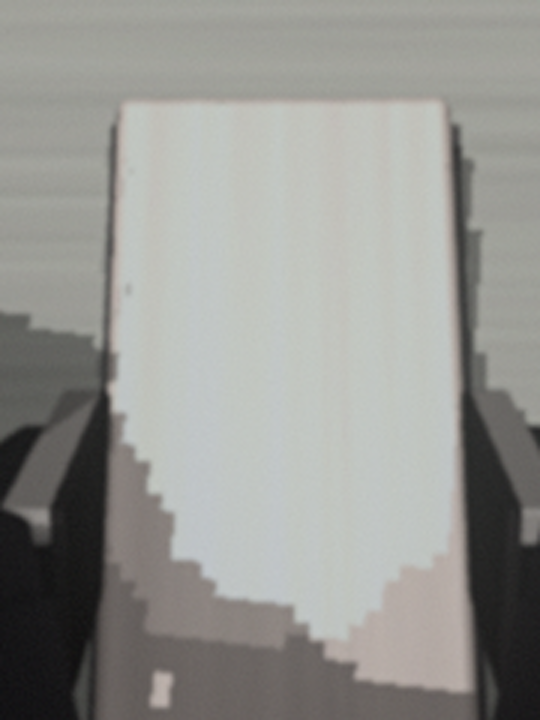

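Emit:
jog_arm --motion '[[57,[-1,-2,0],[0,0,0]],[57,[-1,-2,0],[0,0,0]],[57,[-15,-30,0],[0,0,0]],[57,[-30,-60,0],[0,0,0]],[60,[-60,-120,0],[0,0,0]]]'

```text
clock: 18.05
position: [0.4391, 0.1728, 0.1406]
tool_rot: [0.629, -0.39, 0.592, -0.319]
ft_force: [1.0, 0.1, 0.1]
gripper_width: 0.0599
```

```bash
python3 - <<'E'
from h import *
plan((441.5,180,150,6.6,0),(441.5,140,180,6.6,15))
d=shot("side"); save(d,"d13",(180,140,340,260),5)
c=shot("wrist"); save(c,"w13",k=1.4); np.save("w13.npy",[c["rvec"],c["tvec"]])
E
```

```text
at [439.1 172.8 140.6] F [1.  0.1 0.1] w 59.9 clk 18.05 q [-0.15 -0.03  2.07  0.52  1.3  -0.46]
(441.5, 180, 150, 6.6, 0) shift [-10.7  -4.8   3.2] turn [  0.2  -0.2 -29.8]
(441.5, 140, 180, 6.6, 15) shift [  9.  -50.5  -1.5] turn [  0.2  -0.2 -14.8]
```

View pics/d13.png

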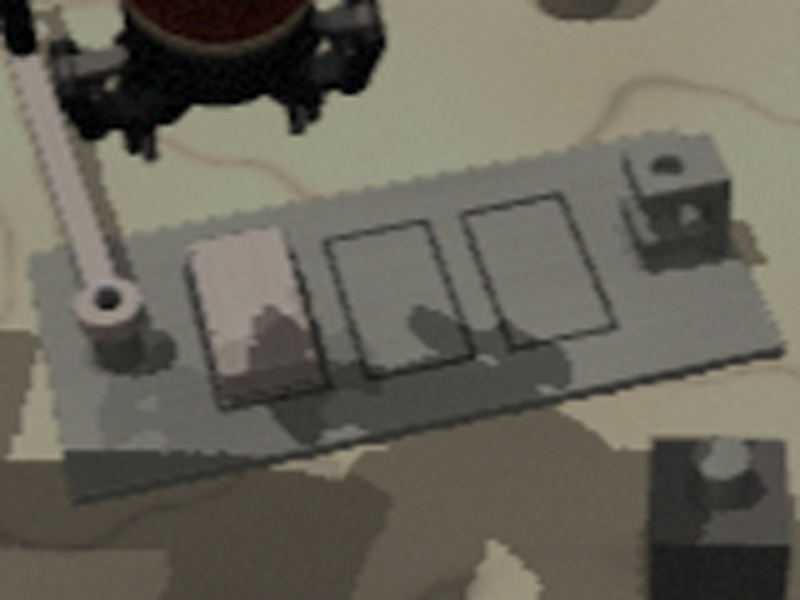

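View pics/w13.png

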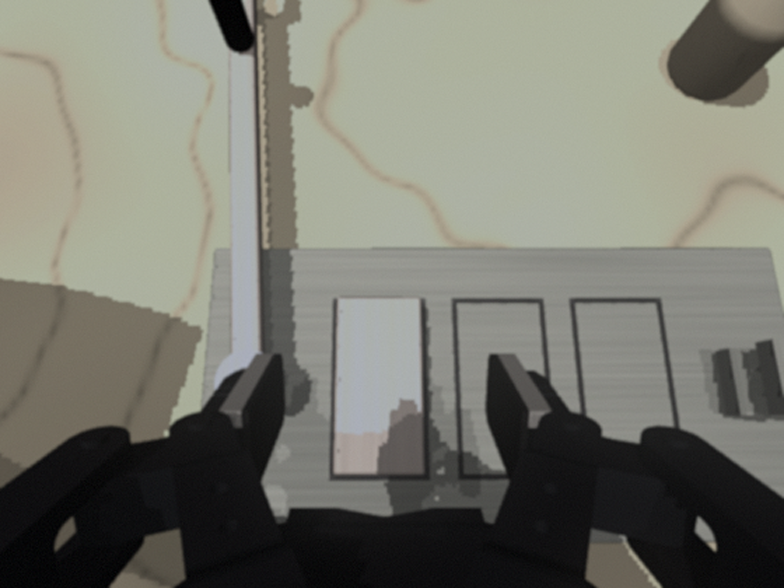

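```bash
python3 - <<'E'
from h import *
c=old("w13.npy")
L=lid(c,[(336,299),(422,299),(426,473),(333,474)],1.4,z=.028)
P=lid(c,[(453,300),(543,299),(571,300),(660,299),(459,479),(332,479),(428,479)],1.4,z=.008)
a=np.radians(6.6); U=np.array([[np.cos(a),np.sin(a)],[-np.sin(a),np.cos(a)]])
print("plate-aligned lid",np.round(L@U.T,1).tolist()); print("bays",np.round(P@U.T,1).tolist())
E
```

```text
[[412.3, 222.8], [460.7, 228.4], [471.5, 135.9], [423.6, 130.0]] c [442.  179.3] rect c 442.1 179.3 size 48.7 93.4 long axis 96.9
[[480.6, 235.0], [535.1, 241.9], [552.1, 243.3], [606.3, 250.2], [492.0, 133.2], [421.9, 125.3], [474.8, 131.3]] c [509.  194.3] rect c 501.7 199.9 size 218.3 79.3 long axis 45.7
plate-aligned lid [[435.2, 173.9], [483.9, 173.9], [484.0, 80.8], [435.7, 80.5]]
bays [[504.4, 178.2], [559.4, 178.8], [576.4, 178.2], [631.1, 178.9], [504.0, 75.8], [433.5, 76.0], [486.8, 75.8]]
```

```bash
python3 - <<'E'
from h import *
plan((480,60,200,0,0),(590,-300,150,0,-30))
for t in (-30,60): print([np.round(wsol(-.76,a,Rdes(-17,t,1))[0],2).tolist() for a in (1.6,2.0,2.2)])
E
```

```text
at [443.9 172.3 144.8] F [-0.  -0.5 -0.4] w 59.9 clk 18.2 q [-0.15 -0.04  2.06  0.52  1.3  -0.46]
(480, 60, 200, 0, 0) shift [  73.4 -104.9   23.7] turn [  1.2   6.4 -29.6]
(590, -300, 150, 0, -30) shift [ 420.1 -243.7   92.1] turn [ -0.6   6.8 -59.6]
[[-0.48, 1.32, -0.39], [-0.57, 0.97, -0.18], [-0.67, 0.81, -0.03]]
[[0.99, 1.95, -0.27], [0.9, 1.72, -0.61], [0.89, 1.59, -0.76]]
```

Emit:
jog_arm --motion '[[70,[37,-50,12],[0.6,3,-10]],[70,[73,-104,24],[1,6,-20]],[70,[126,-125,34],[0,6.5,-31]],[70,[180,-148,44],[0,6.7,-42]],[70,[236,-171,55],[-0.6,6.8,-53]]]'

```text
clock: 18.82
position: [0.529, -0.1105, 0.1725]
tool_rot: [-0.388, 0.594, -0.394, 0.585]
ft_force: [-1.0, -1.0, -0.2]
gripper_width: 0.0697
```

```bash
python3 - <<'E'
from h import *
plan((590,-300,140,0,-30))
E
```

```text
at [ 529.  -110.5  172.5] F [-1.  -1.  -0.2] w 69.7 clk 18.82 q [-0.11  0.08  1.85 -0.43  1.21  0.04]
(590, -300, 140, 0, -30) shift [162.4 102.8  61.3] turn [ 0.8  0.4 -7.1]
```

Emit:
jog_arm --motion '[[75,[50,31,19],[0,0,-7]],[75,[100,62,38],[0.5,0,-7]],[75,[145,92,55],[0.8,0,-7]],[75,[160,101,60],[0.8,0,-7]],[75,[160,101,60],[0.8,0,-7]]]'

```text
clock: 19.45
position: [0.5867, -0.2959, 0.1384]
tool_rot: [-0.356, 0.613, -0.356, 0.608]
ft_force: [-0.1, 0.6, -0.2]
gripper_width: 0.0748
```

```bash
python3 - <<'E'
from h import *
plan((590,-300,140,0,-30))
c=shot("wrist"); save(c,"w14",k=1.4); np.save("w14.npy",[c["rvec"],c["tvec"]])
E
```

```text
at [ 586.7 -295.9  138.4] F [-0.1  0.6 -0.2] w 74.8 clk 19.45 q [-0.35  0.3   1.7  -0.57  1.03 -0.08]
(590, -300, 140, 0, -30) shift [4.3 0.6 3.2] turn [ 0.2  0.3 -0.5]
```

View pics/w14.png

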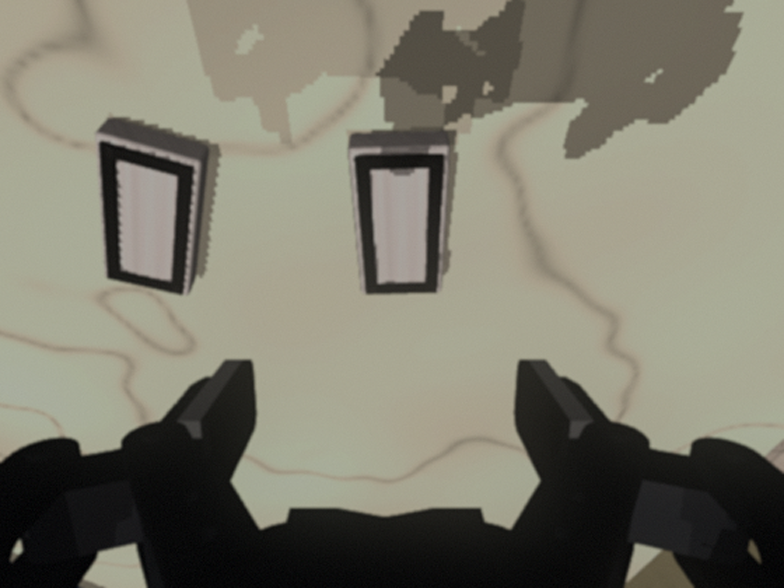

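```bash
python3 - <<'E'
from h import *
c=old("w14.npy")
lid(c,[(349,150),(452,150),(439,293),(366,294)],1.4)
lid(c,[(98,142),(207,158),(189,294),(106,278)],1.4)
E
```

```text
[[569.6, -285.4], [616.8, -285.1], [618.1, -377.4], [575.3, -378.6]] c [ 594.9 -331.6] rect c 593.8 -331.7 size 47.2 93.2 long axis 90.8
[[455.7, -282.1], [503.3, -289.9], [471.0, -379.4], [426.9, -366.9]] c [ 464.2 -329.6] rect c 465.1 -328.4 size 97.5 47.6 long axis 71.2
```

```bash
python3 - <<'E'
from h import *
plan((595.3,-320,45,1.3,-30),(595.3,-320,5.5,1.3,-30))
E
```

```text
at [ 587.4 -294.3  139.5] F [-0.7  0.5  0.2] w 75.0 clk 19.55 q [-0.35  0.3   1.7  -0.57  1.03 -0.08]
(595.3, -320, 45, 1.3, -30) shift [-24.1  94.9   8.1] turn [ 0.7 -0.7 -0.5]
(595.3, -320, 5.5, 1.3, -30) shift [-43.6 129.3   8.3] turn [ 0.7 -0.7 -0.5]
```

Emit:
jog_arm --motion '[[74,[-12,50,8],[0.7,-0.7,-0.5]],[74,[-24,95,8],[0.7,-0.7,-0.5]],[74,[-36,115,8],[0.7,-0.7,-0.5]],[74,[-42,125,8],[0.7,-0.7,-0.5]],[74,[-42,125,8],[0.7,-0.7,-0.5]]]'

```text
clock: 20.18
position: [0.5961, -0.3199, 0.0112]
tool_rot: [-0.361, 0.616, -0.346, 0.609]
ft_force: [0.3, -0.6, 0.3]
gripper_width: 0.0742
```

```bash
python3 - <<'E'
from h import *
plan((595.3,-320,5.5,1.3,-30))
c=shot("wrist"); save(c,"w15")
E
```

```text
at [ 596.1 -319.9   11.2] F [ 0.3 -0.6  0.3] w 74.2 clk 20.18 q [-0.38  0.51  1.71 -0.68  0.82  0.04]
(595.3, -320, 5.5, 1.3, -30) shift [-2.7  5.  -0.8] turn [-0.1 -0.   0.1]
```

View pics/w15.png

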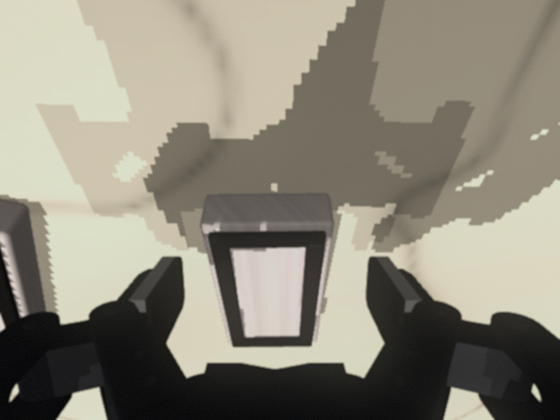

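Emit:
jog_arm --motion '[[74,[-2.7,5,-2],[0,0,0]],[40,[-2.7,5,-2],[0,0,0]],[30,[-2.7,5,-2],[0,0,0]],[30,[-2.7,5,-2],[0,0,0]],[30,[-2.7,5,-2],[0,0,0]]]'

```text
clock: 20.85
position: [0.5942, -0.3211, 0.006]
tool_rot: [-0.36, 0.616, -0.346, 0.61]
ft_force: [-0.3, 2.5, 6.0]
gripper_width: 0.0468
```

```bash
python3 - <<'E'
from h import *
plan((595,-320,120,1.3,-30),(520,-190,150,-2,0),(461,-94,150,-5.3,60))
c=shot("wrist"); save(c,"w16")
E
```

```text
at [ 594.2 -321.1    6. ] F [-0.3  2.5  6. ] w 46.8 clk 20.85 q [-0.38  0.51  1.71 -0.68  0.82  0.05]
(595, -320, 120, 1.3, -30) shift [ 56.3 -99.1   1.1] turn [-0.1 -0.1  0.1]
(520, -190, 150, -2, 0) shift [ -42.5 -191.3  -70.9] turn [-1.   3.2 30.1]
(461, -94, 150, -5.3, 60) shift [-126.6 -240.2 -127.7] turn [ 1.7  7.1 90. ]
```

View pics/w16.png

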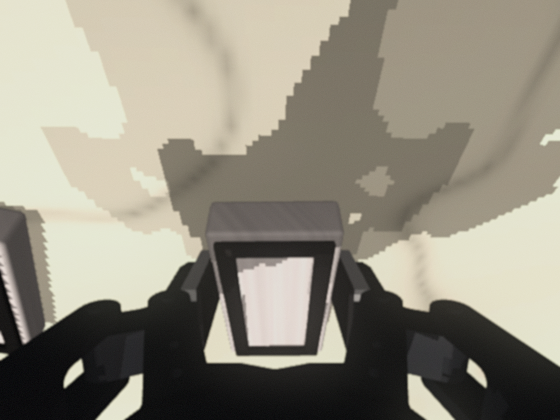

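Emit:
jog_arm --motion '[[30,[28,-50,0],[0,0,0]],[30,[45,-95,-5],[0,0,5]],[30,[15,-130,-30],[-0.4,1,15]],[30,[-20,-165,-55],[-0.7,2,26]],[30,[-50,-205,-80],[-1,3,36]]]'

```text
clock: 21.52
position: [0.5093, -0.1751, 0.158]
tool_rot: [0.518, -0.464, 0.535, -0.479]
ft_force: [-1.2, -0.5, -2.7]
gripper_width: 0.0461
```

```bash
python3 - <<'E'
from h import *
plan((461,-95,150,-5.3,60))
E
```

```text
at [ 509.3 -175.1  158. ] F [-1.2 -0.5 -2.7] w 46.1 clk 21.52 q [-0.54  0.11  1.79  0.1   1.29 -0.53]
(461, -95, 150, -5.3, 60) shift [-77.1  16.8 -50.8] turn [ 2.2  2.9 53.7]
```

Emit:
jog_arm --motion '[[30,[-20,3,-13],[0.4,0.6,10.7]],[30,[-40,6,-26],[0.9,1.2,21.4]],[30,[-60,10,-39],[1.3,1.8,32]],[30,[-77,14,-51],[1.8,2.4,43]],[30,[-77,14,-51],[2.2,2.9,53.5]]]'

```text
clock: 22.15
position: [0.4611, -0.0969, 0.1519]
tool_rot: [0.673, -0.153, 0.69, -0.217]
ft_force: [0.4, 0.8, -2.3]
gripper_width: 0.0464
```

```bash
python3 - <<'E'
from h import *
plan((461,-94,90,-5.3,60),(461,-94,66,-5.3,60))
E
```

```text
at [461.1 -96.9 151.9] F [ 0.4  0.8 -2.3] w 46.4 clk 22.15 q [-0.86  0.41  1.8   0.68  1.75 -0.94]
(461, -94, 90, -5.3, 60) shift [52.  33.7 -0.4] turn [-0.1  0.   0.3]
(461, -94, 66, -5.3, 60) shift [72.7 45.8 -0.4] turn [-0.1  0.   0.3]
```

Emit:
jog_arm --motion '[[30,[26,17,0],[0,0,0]],[30,[45,29,0],[0,0,0]],[30,[60,38,0],[0,0,0]],[30,[71,45,0],[0,0,0]],[30,[71,45,0],[0,0,0]]]'

```text
clock: 22.78
position: [0.4621, -0.0946, 0.0673]
tool_rot: [0.673, -0.155, 0.69, -0.218]
ft_force: [-0.7, 0.8, -2.1]
gripper_width: 0.0467
```

```bash
python3 - <<'E'
from h import *
plan((461,-94,63,-5.3,60))
d=shot("scene"); save(d,"s17",(220,100,340,220),5)
E
```

```text
at [462.1 -94.6  67.3] F [-0.7  0.8 -2.1] w 46.7 clk 22.77 q [-0.85  0.56  1.79  0.67  1.64 -1.03]
(461, -94, 63, -5.3, 60) shift [ 3.5  2.7 -1.2] turn [-0.   0.   0.6]
```

View pics/s17.png

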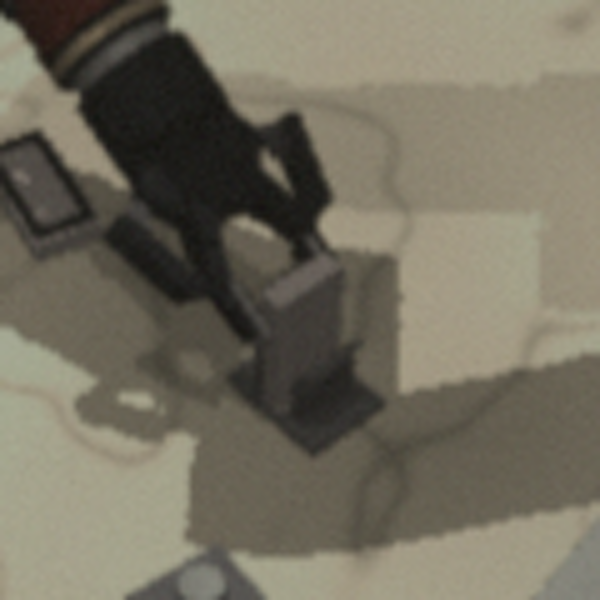

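Emit:
jog_arm --motion '[[30,[3.5,2.5,-1],[0,0,0]],[30,[3.5,2.5,-1],[0,0,0]],[75,[3.5,2.5,-1],[0,0,0]],[80,[3.5,2.5,-1],[0,0,0]],[80,[-20,-11,-1],[0,0,0]]]'

```text
clock: 23.45
position: [0.46, -0.0927, 0.0894]
tool_rot: [0.672, -0.154, 0.691, -0.217]
ft_force: [0.4, -0.2, -0.3]
gripper_width: 0.0797
```

Emit:
jog_arm --motion '[[80,[-45,-26,0],[0,0,0]],[80,[-68,-40,0],[0,0,-6]],[80,[-72,-42,0],[0,0,-16]],[80,[-72,-42,0],[0,0,-27]],[80,[-72,-42,0],[0,0,-37]]]'

```text
clock: 24.08
position: [0.4614, -0.0939, 0.1747]
tool_rot: [0.568, -0.367, 0.603, -0.423]
ft_force: [-0.2, 0.7, -0.2]
gripper_width: 0.08
```

```bash
python3 - <<'E'
from h import *
plan((461.5,-102,160,-5.3,-60))
E
```

```text
at [461.4 -93.9 174.7] F [-0.2  0.7 -0.2] w 80.0 clk 24.07 q [-0.61 -0.01  1.93  0.34  1.42 -0.6 ]
(461.5, -102, 160, -5.3, -60) shift [13.  10.6  0.8] turn [ -0.2  -0.1 -82. ]
```

Emit:
jog_arm --motion '[[80,[4,2,0],[0,0,-10.7]],[80,[8,5,0],[0,0,-21.4]],[80,[13,10,0],[0,0,-32]],[80,[13,10,0],[0,0,-42.7]],[80,[13,10,1],[0,0,-53]]]'

```text
clock: 24.7
position: [0.4619, -0.1011, 0.1607]
tool_rot: [-0.321, 0.597, -0.376, 0.632]
ft_force: [-0.1, -0.0, -0.6]
gripper_width: 0.0801
```

Emit:
jog_arm --motion '[[80,[0,0,0],[0,0,-10]],[80,[0,0,0],[0,0,-20]],[80,[0,0,0],[0,0,-29]],[80,[0,0,0],[0,0,-29]],[80,[0,0,0],[0,0,-29]]]'

```text
clock: 25.32
position: [0.4615, -0.1014, 0.1598]
tool_rot: [-0.154, 0.673, -0.218, 0.69]
ft_force: [0.7, -0.1, 1.0]
gripper_width: 0.0803
```

```bash
python3 - <<'E'
from h import *
plan((461.5,-102,100,-5.3,-60),(461.5,-102,63,-5.3,-60))
c=shot("wrist"); save(c,"w18"); np.save("w18.npy",[c["rvec"],c["tvec"]])
d=shot("side"); save(d,"d18",(190,200,310,320),5)
E
```

```text
at [ 461.5 -101.4  159.8] F [ 0.7 -0.1  1. ] w 80.3 clk 25.32 q [ 0.21  0.28  1.95 -0.97  1.46  0.71]
(461.5, -102, 100, -5.3, -60) shift [-51.2  30.9  -0. ] turn [-0.  -0.  -0.5]
(461.5, -102, 63, -5.3, -60) shift [-83.   49.7  -0. ] turn [-0.  -0.  -0.5]
```

View pics/w18.png

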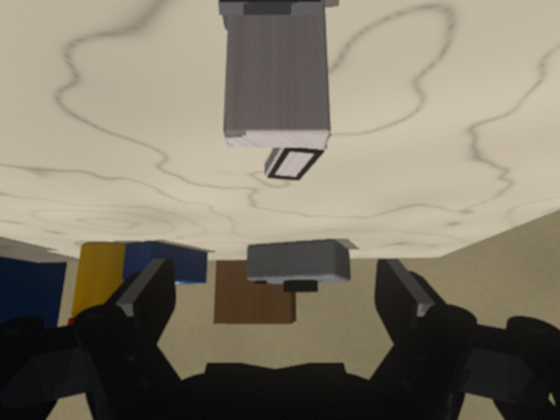

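View pics/d18.png

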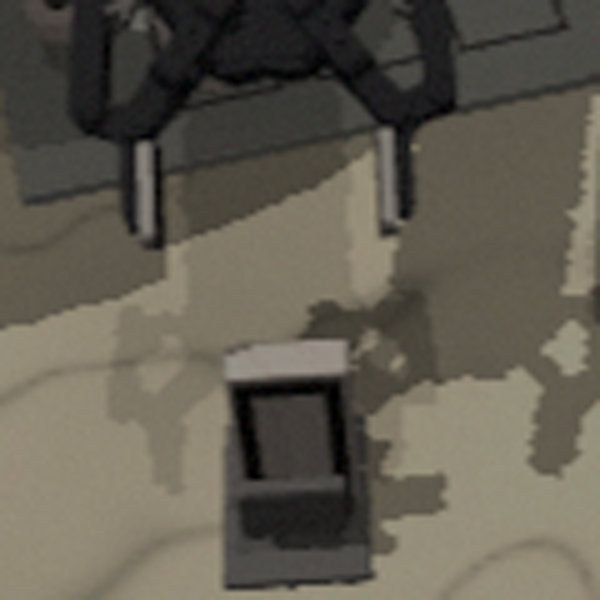

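Emit:
jog_arm --motion '[[76,[-42,25,1],[0,0,-0.5]],[76,[-72,43,1],[0,0,-0.5]],[76,[-83,50,1],[0,0,-0.5]],[60,[-83,50,1],[0,0,-0.5]],[40,[-83,50,1],[0,0,-0.5]]]'

```text
clock: 26.05
position: [0.4633, -0.1027, 0.0645]
tool_rot: [-0.151, 0.673, -0.214, 0.692]
ft_force: [-1.9, 3.3, 1.5]
gripper_width: 0.0467
```

Emit:
jog_arm --motion '[[30,[0,0,0],[0,0,0]],[30,[0,0,0],[0,0,0]],[30,[0,0,0],[0,0,0]],[30,[0,0,0],[0,0,0]],[30,[0,0,0],[0,0,0]]]' --squeeze 60

```text
clock: 26.68
position: [0.4633, -0.1026, 0.0645]
tool_rot: [-0.15, 0.673, -0.213, 0.692]
ft_force: [-0.8, 2.6, 6.3]
gripper_width: 0.0465
```

```bash
python3 - <<'E'
from h import *
plan((461.5,-102,170,-5.3,-60))
d=shot("side"); save(d,"d19",(190,200,310,320),5)
E
```

```text
at [ 463.3 -102.6   64.5] F [-0.8  2.6  6.3] w 46.5 clk 26.68 q [ 0.21  0.49  1.93 -1.01  1.37  0.87]
(461.5, -102, 170, -5.3, -60) shift [ 91.4 -52.8  -1.5] turn [-0.1 -0.2  0.2]
```

View pics/d19.png

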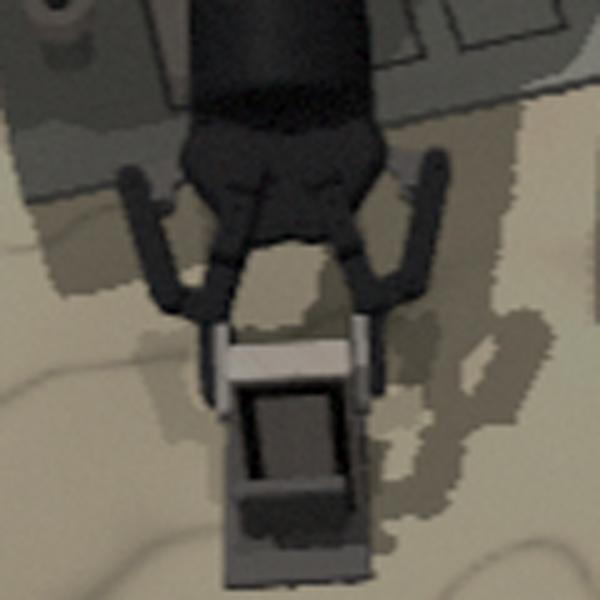

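```bash
python3 - <<'E'
from h import *
plan((461.5,-102,170,-5.3,-60))
E
```

```text
at [ 463.3 -102.5   64.4] F [-0.3  2.6  6.8] w 46.7 clk 26.73 q [ 0.21  0.49  1.93 -1.01  1.37  0.87]
(461.5, -102, 170, -5.3, -60) shift [ 91.4 -52.8  -1.5] turn [-0.1 -0.2  0.2]
```

Emit:
jog_arm --motion '[[30,[30,-17,0],[0,0,0]],[30,[60,-35,0],[0,0,0]],[30,[91,-53,-1],[0,0,0]],[30,[91,-53,-1],[0,0,0]],[30,[91,-53,-1],[0,0,0]]]'

```text
clock: 27.35
position: [0.4609, -0.1019, 0.1673]
tool_rot: [-0.151, 0.674, -0.214, 0.691]
ft_force: [0.4, 0.8, -0.8]
gripper_width: 0.0465
```

```bash
python3 - <<'E'
from h import *
plan((586.4,185,150,6.6,30),(550,100,160,4,0))
d=shot("side"); save(d,"d20",(170,170,330,290),5)
c=shot("wrist"); save(c,"w20"); np.save("w20.npy",[c["rvec"],c["tvec"]])
z=pose()[0][2]
print(pr(c,[[.462,-.088,z-.058],[.462,-.088,z-.055],[.462,-.088,z-.061]]))
E
```

```text
at [ 460.9 -101.9  167.3] F [ 0.4  0.8 -0.8] w 46.5 clk 27.35 q [ 0.21  0.27  1.95 -0.98  1.48  0.7 ]
(586.4, 185, 150, 6.6, 30) shift [-163.5 -249.    98.4] turn [  3.4 -12.8  89.7]
(550, 100, 160, 4, 0) shift [-110.9 -177.7   70. ] turn [ 4.9 -8.5 59.9]
[[275.80334446 129.57563037]
 [275.80926566 135.93030759]
 [275.79748177 123.28375243]]
```

View pics/d20.png

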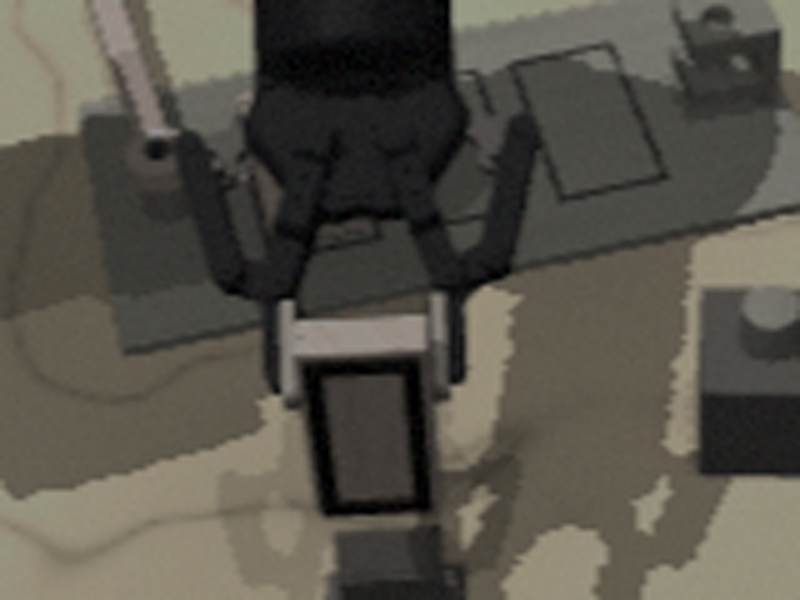

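View pics/w20.png

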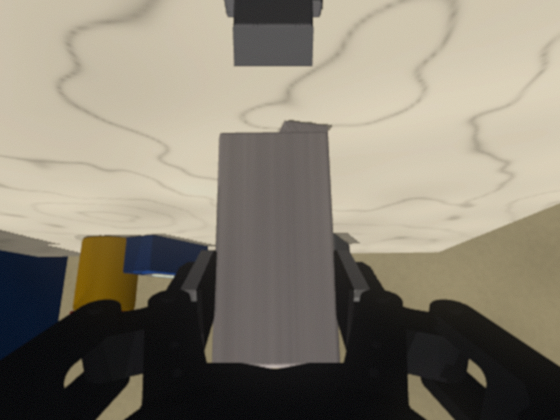

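Emit:
jog_arm --motion '[[30,[-35,-50,20],[0.5,-2,10.7]],[30,[-68,-100,40],[1.2,-4,21.4]],[30,[-100,-150,60],[2,-6,32]],[30,[-132,-200,80],[2.5,-8,42.7]],[30,[-164,-249,98],[2.8,-10,53]]]'

```text
clock: 28.08
position: [0.5863, 0.1859, 0.1494]
tool_rot: [-0.476, 0.56, -0.462, 0.497]
ft_force: [-0.8, 0.6, -2.7]
gripper_width: 0.0464
```

```bash
python3 - <<'E'
from h import *
plan((586.3,186.2,110,6.6,30))
E
```

```text
at [586.3 185.9 149.4] F [-0.8  0.6 -2.7] w 46.4 clk 28.07 q [ 0.24  0.33  1.56 -0.11  1.33  0.19]
(586.3, 186.2, 110, 6.6, 30) shift [-4.9 39.   2.1] turn [ 2.6 -3.  36.6]
```

Emit:
jog_arm --motion '[[30,[-2,10,1],[0.8,-0.8,10]],[30,[-4,20,2],[1.5,-1.5,20]],[30,[-5,30,2],[2.1,-2.3,30]],[30,[-5,39,2],[2.6,-3,36.6]],[30,[-5,39,2],[2.6,-3,36.6]]]'

```text
clock: 28.7
position: [0.5836, 0.1819, 0.1068]
tool_rot: [0.628, -0.39, 0.593, -0.32]
ft_force: [-0.3, 0.9, -1.6]
gripper_width: 0.0464
```

```bash
python3 - <<'E'
from h import *
plan((586.3,186.2,40,6.6,30),(586.3,186.2,20,6.6,30))
E
```

```text
at [583.6 181.9 106.8] F [-0.3  0.9 -1.6] w 46.4 clk 28.7 q [-0.1   0.34  1.71  0.53  1.26 -0.42]
(586.3, 186.2, 40, 6.6, 30) shift [29.6 59.9  3.6] turn [ 0.2 -0.4  0.3]
(586.3, 186.2, 20, 6.6, 30) shift [39.5 77.3  3.7] turn [ 0.2 -0.4  0.3]
```

Emit:
jog_arm --motion '[[30,[15,30,1],[0,-0.4,0]],[30,[28,58,1],[0,-0.4,0]],[30,[37,75,1],[0,-0.4,0]],[30,[37,75,1],[0,-0.4,0]],[30,[37,75,1],[0,-0.4,0]]]'

```text
clock: 29.32
position: [0.5871, 0.1895, 0.0283]
tool_rot: [0.633, -0.391, 0.587, -0.319]
ft_force: [0.3, -0.6, -2.3]
gripper_width: 0.0465
```

```bash
python3 - <<'E'
from h import *
plan((586.3,186.2,14,6.6,30))
c=shot("wrist"); save(c,"w21")
E
```

```text
at [587.1 189.5  28.3] F [ 0.3 -0.6 -2.3] w 46.5 clk 29.32 q [-0.09  0.47  1.72  0.56  1.13 -0.5 ]
(586.3, 186.2, 14, 6.6, 30) shift [ 9.8 10.9 -1.3] turn [-0.1  0.5  0.4]
```

View pics/w21.png

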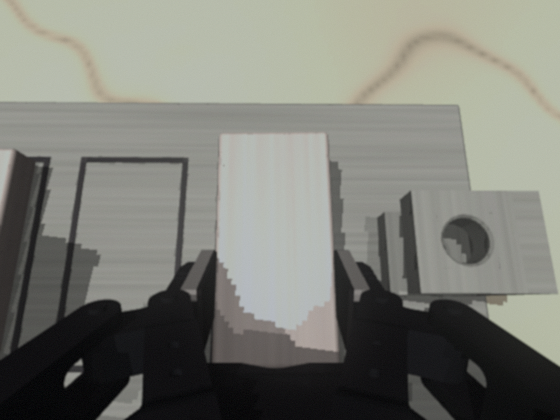

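Emit:
jog_arm --motion '[[30,[6,6,-1.3],[0,0.5,0]],[30,[9,10,-1.3],[0,0.5,0]],[30,[9.8,11,-1.3],[0,0.5,0]],[30,[9.8,11,-1.3],[0,0.5,0]],[30,[9.8,11,-1.3],[0,0.5,0]]]'

```text
clock: 30.0
position: [0.5856, 0.1859, 0.0151]
tool_rot: [0.631, -0.389, 0.59, -0.32]
ft_force: [-7.0, -4.6, 14.2]
gripper_width: 0.0468
```

```bash
python3 - <<'E'
from h import *
plan((586.3,186.2,14,6.6,30))
E
```

```text
at [585.6 185.9  15.1] F [-7.  -4.6 14.2] w 46.8 clk 30.0 q [-0.1   0.49  1.73  0.57  1.12 -0.51]
(586.3, 186.2, 14, 6.6, 30) shift [0.4 1.1 0.7] turn [-0.  -0.1  0.2]
```

Emit:
jog_arm --motion '[[57,[-0.5,-1,0.5],[0,0,0]],[57,[-0.5,-1,0.5],[0,0,0]],[57,[-15,-30,0.5],[0,0,0]],[57,[-30,-60,0.5],[0,0,0]],[60,[-60,-120,0.5],[0,0,0]]]'

```text
clock: 30.62
position: [0.5845, 0.1791, 0.1404]
tool_rot: [0.629, -0.39, 0.592, -0.319]
ft_force: [0.1, -0.3, 0.3]
gripper_width: 0.0603
```

```bash
python3 - <<'E'
from h import *
plan((500,60,200,-5,0),(462,-300,150,-18,-30))
c=shot("wrist"); save(c,"w22",k=1.4); np.save("w22.npy",[c["rvec"],c["tvec"]])
d=shot("scene"); save(d,"s22",(160,110,310,250),5)
E
```

```text
at [584.5 179.1 140.4] F [ 0.1 -0.3  0.3] w 60.3 clk 30.62 q [-0.11  0.3   1.69  0.52  1.31 -0.4 ]
(500, 60, 200, -5, 0) shift [  65.3 -105.2  -97.7] turn [  3.3  11.1 -29.6]
(462, -300, 150, -18, -30) shift [ 397.3 -236.5 -175.7] turn [  0.3  25.6 -58.7]
```

View pics/w22.png

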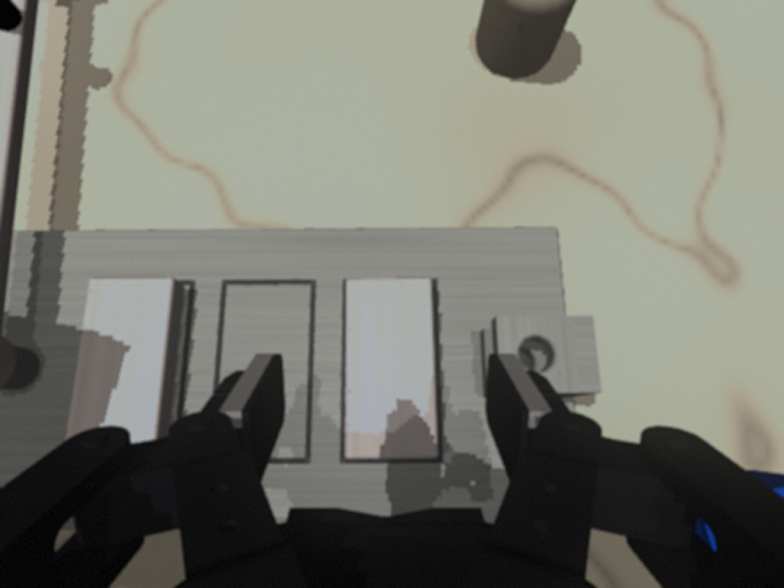

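View pics/s22.png

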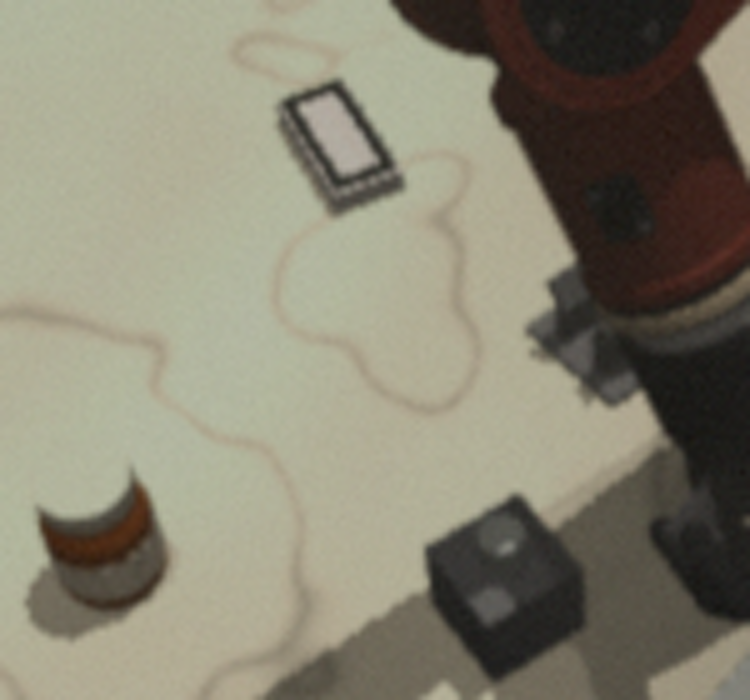

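```bash
python3 - <<'E'
from h import *
c=old("w22.npy")
L=lid(c,[(344,279),(433,279),(437,457),(343,458)],1.4,z=.028)
P=lid(c,[(223,283),(314,282),(310,461),(192,284),(341,462),(440,461)],1.4,z=.008)
a=np.radians(6.6); U=np.array([[np.cos(a),np.sin(a)],[-np.sin(a),np.cos(a)]])
print("plate-aligned lid",np.round(L@U.T,1).tolist()); print("bays",np.round(P@U.T,1).tolist())
E
```

```text
[[554.2, 238.9], [603.1, 244.4], [613.4, 151.5], [566.3, 145.6]] c [584.2 195.1] rect c 583.9 194.9 size 49.2 94.1 long axis 96.4
[[480.8, 234.0], [534.4, 240.6], [547.2, 140.6], [462.6, 231.3], [563.9, 142.0], [617.2, 148.6]] c [534.3 189.5] rect c 540.7 190.7 size 58.8 166.0 long axis 133.0
plate-aligned lid [[578.0, 173.7], [627.2, 173.5], [626.7, 80.0], [579.3, 79.6]]
bays [[504.5, 177.2], [558.5, 177.6], [559.7, 76.8], [486.1, 176.6], [576.5, 76.3], [630.2, 76.7]]
```

Emit:
jog_arm --motion '[[70,[33,-50,-40],[1.5,5,-10]],[70,[65,-104,-75],[2.5,9,-20]],[70,[120,-128,-98],[2,12,-29]],[70,[175,-150,-112],[1.5,15,-38]],[70,[230,-172,-125],[1,18,-47]]]'

```text
clock: 31.4
position: [0.4957, -0.1056, 0.1792]
tool_rot: [-0.355, 0.534, -0.471, 0.605]
ft_force: [-0.0, -0.3, -0.5]
gripper_width: 0.0702
```

```bash
python3 - <<'E'
from h import *
plan((465,-297,140,-18,-30))
E
```

```text
at [ 495.7 -105.6  179.2] F [-0.  -0.3 -0.5] w 70.2 clk 31.4 q [-0.16  0.03  1.87 -0.33  1.28  0.13]
(465, -297, 140, -18, -30) shift [171.9  97.5   7.1] turn [ -2.1   6.7 -11.8]
```

Emit:
jog_arm --motion '[[75,[50,28,2],[-1,3,-6]],[75,[100,55,4],[-2,6.7,-11.8]],[75,[145,82,6],[-2,6.7,-11.8]],[75,[170,96,7],[-2,6.7,-11.8]],[75,[170,96,7],[-2,6.7,-11.8]]]'

```text
clock: 32.02
position: [0.464, -0.2939, 0.138]
tool_rot: [-0.254, 0.549, -0.448, 0.659]
ft_force: [-0.2, 0.7, -0.4]
gripper_width: 0.0751
```

```bash
python3 - <<'E'
from h import *
plan((467.6,-319.5,45,-18,-30),(467.6,-319.5,5.5,-18,-30))
c=shot("wrist"); save(c,"w23",k=1.4); np.save("w23.npy",[c["rvec"],c["tvec"]])
E
```

```text
at [ 464.  -293.9  138. ] F [-0.2  0.7 -0.4] w 75.1 clk 32.02 q [-0.41  0.15  1.88 -0.58  1.13  0.16]
(467.6, -319.5, 45, -18, -30) shift [-25.8  92.2  11.7] turn [ 0.2  0.  -0.3]
(467.6, -319.5, 5.5, -18, -30) shift [-45.4 126.6  11.8] turn [ 0.2  0.  -0.3]
```

View pics/w23.png

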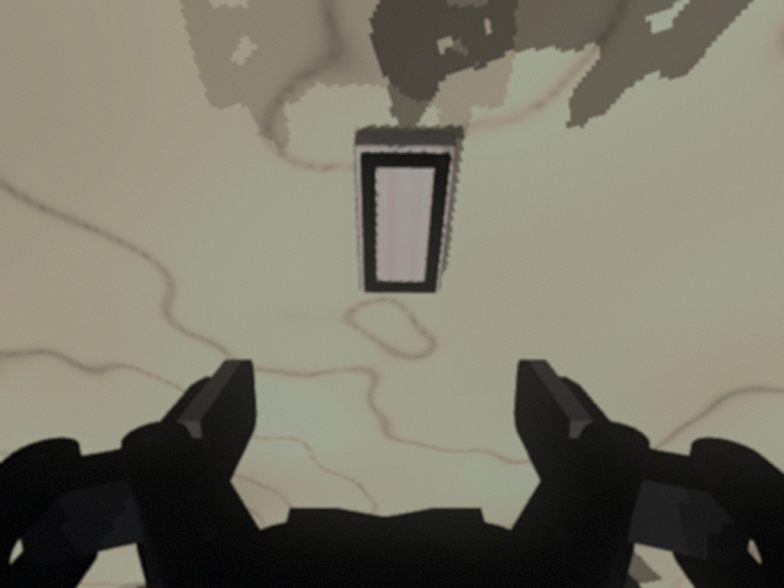

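```bash
python3 - <<'E'
from h import *
c=old("w23.npy")
lid(c,[(355,149),(459,149),(438,292),(363,292)],1.4)
E
```

```text
[[454.1, -279.1], [499.2, -293.7], [468.0, -380.4], [426.3, -366.9]] c [ 461.9 -330. ] rect c 462.4 -330.2 size 92.1 47.5 long axis 72.0
```

Emit:
jog_arm --motion '[[74,[-12,50,10],[0,0,-0.3]],[74,[-24,93,10],[0,0,-0.3]],[74,[-36,113,10],[0,0,-0.3]],[74,[-42,123,10],[0,0,-0.3]],[74,[-42,123,10],[0,0,-0.3]]]'

```text
clock: 32.75
position: [0.4681, -0.3185, 0.0122]
tool_rot: [-0.254, 0.55, -0.445, 0.66]
ft_force: [1.0, 0.0, 0.1]
gripper_width: 0.0744
```

```bash
python3 - <<'E'
from h import *
plan((465.6,-320.5,5.8,-18,-30))
c=shot("wrist"); save(c,"w24")
E
```

```text
at [ 468.1 -318.5   12.2] F [1.  0.  0.1] w 74.4 clk 32.75 q [-0.44  0.38  1.89 -0.67  0.92  0.3 ]
(465.6, -320.5, 5.8, -18, -30) shift [-0.9  6.9 -1.8] turn [-0.   0.1  0. ]
```

View pics/w24.png

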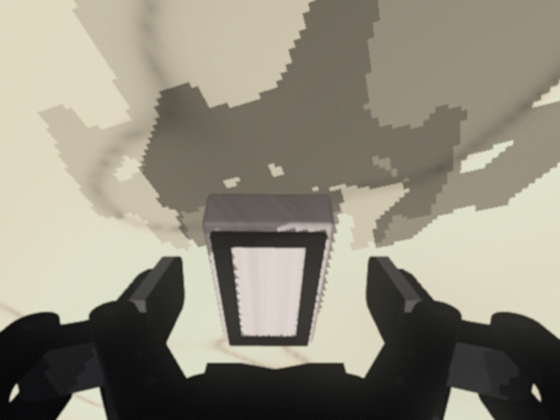

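Emit:
jog_arm --motion '[[74,[-1.5,6.5,-2],[0,0,0]],[40,[-1.5,6.5,-2],[0,0,0]],[30,[-1.5,6.5,-2],[0,0,0]],[30,[-1.5,6.5,-2],[0,0,0]],[30,[-1.5,6.5,-2],[0,0,0]]]' --squeeze 60

```text
clock: 33.42
position: [0.4661, -0.3209, 0.007]
tool_rot: [-0.254, 0.549, -0.444, 0.661]
ft_force: [-1.1, 2.8, 5.9]
gripper_width: 0.0465
```

```bash
python3 - <<'E'
from h import *
plan((466,-320,120,-18,-30),(462,-190,170,-10,10),(461,-94,160,-5.3,60))
c=shot("wrist"); save(c,"w25")
E
```

```text
at [ 466.1 -320.9    7. ] F [-1.1  2.8  5.9] w 46.5 clk 33.42 q [-0.45  0.39  1.9  -0.68  0.91  0.31]
(466, -320, 120, -18, -30) shift [ 55.8 -98.2  -0.2] turn [-0.1 -0.   0. ]
(462, -190, 170, -10, 10) shift [ -25.1 -202.8  -44. ] turn [ 1.3 -8.  40. ]
(461, -94, 160, -5.3, 60) shift [-108.9 -239.8  -74.5] turn [ -3.7 -13.5  89.6]
```

View pics/w25.png

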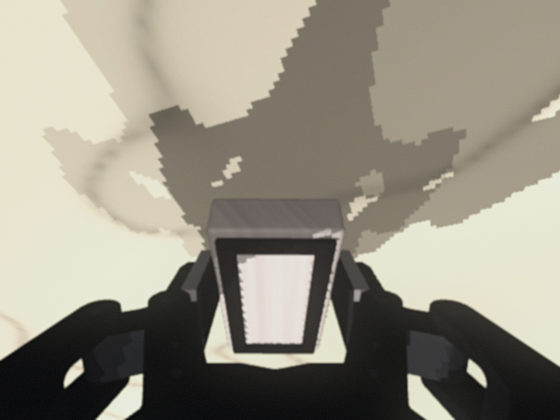

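Emit:
jog_arm --motion '[[30,[28,-50,0],[0,0,0]],[30,[45,-95,-5],[0,-1,6]],[30,[22,-130,-18],[0.4,-3,16]],[30,[0,-170,-31],[0.9,-5,27]],[30,[-25,-203,-44],[1.3,-8,37]]]'

```text
clock: 34.1
position: [0.4619, -0.1888, 0.1714]
tool_rot: [0.488, -0.42, 0.569, -0.511]
ft_force: [-0.2, -0.4, -2.8]
gripper_width: 0.0467
```

```bash
python3 - <<'E'
from h import *
plan((461,-95,155,-5.3,60))
E
```

```text
at [ 461.9 -188.8  171.4] F [-0.2 -0.4 -2.8] w 46.7 clk 34.1 q [-0.62 -0.    1.89  0.12  1.31 -0.48]
(461, -95, 155, -5.3, 60) shift [-89.5  27.9 -17. ] turn [-2.6 -4.  52.8]
```

Emit:
jog_arm --motion '[[30,[-25,4,-4],[-0.5,-0.8,10.6]],[30,[-50,9,-8],[-1,-1.6,21]],[30,[-75,16,-12],[-1.5,-2.4,32]],[30,[-90,22,-17],[-2,-3.2,42]],[30,[-90,26,-17],[-2.6,-4,52.5]]]'

```text
clock: 34.72
position: [0.4606, -0.0956, 0.1547]
tool_rot: [0.672, -0.152, 0.692, -0.216]
ft_force: [-0.4, -0.3, -2.0]
gripper_width: 0.0466
```

```bash
python3 - <<'E'
from h import *
plan((461,-94,68,-5.3,60))
E
```

```text
at [460.6 -95.6 154.7] F [-0.4 -0.3 -2. ] w 46.6 clk 34.73 q [-0.86  0.41  1.8   0.69  1.76 -0.93]
(461, -94, 68, -5.3, 60) shift [74.1 45.1  0.5] turn [ 0.  -0.2  0.3]
```

Emit:
jog_arm --motion '[[30,[26,16,0],[0,0,0]],[30,[45,28,0],[0,0,0]],[30,[60,37,0],[0,0,0]],[30,[73,45,0],[0,0,0]],[30,[73,45,0],[0,0,0]]]'

```text
clock: 35.35
position: [0.4604, -0.0939, 0.0684]
tool_rot: [0.671, -0.154, 0.692, -0.217]
ft_force: [-0.2, -0.2, -0.3]
gripper_width: 0.0466
```

```bash
python3 - <<'E'
from h import *
plan((461,-94,63,-5.3,60))
d=shot("scene"); save(d,"s26",(220,100,340,220),5)
E
```

```text
at [460.4 -93.9  68.4] F [-0.2 -0.2 -0.3] w 46.6 clk 35.35 q [-0.86  0.56  1.79  0.67  1.64 -1.02]
(461, -94, 63, -5.3, 60) shift [4.7 2.7 0.6] turn [ 0.  -0.3  0.5]
```

View pics/s26.png

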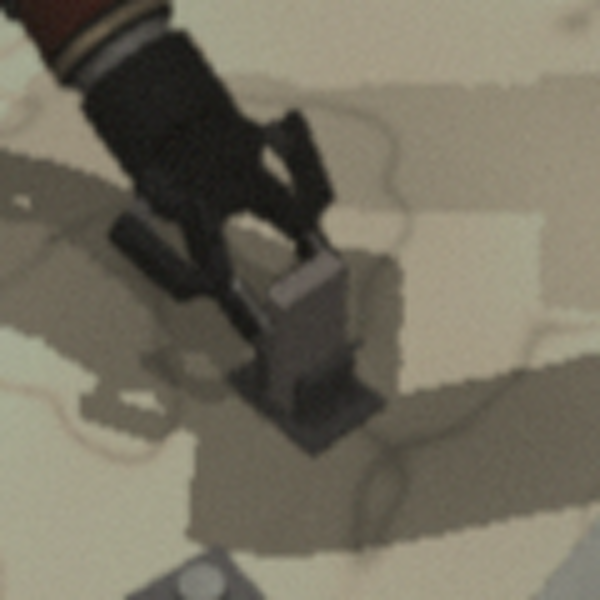

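Emit:
jog_arm --motion '[[30,[4,2.3,0],[0,0,0]],[30,[4.5,2.5,0],[0,0,0]],[75,[4.5,2.5,0],[0,0,0]],[80,[4.5,2.5,0],[0,0,0]],[80,[-20,-11,0],[0,0,0]]]'

```text
clock: 36.02
position: [0.4598, -0.0925, 0.0908]
tool_rot: [0.67, -0.153, 0.693, -0.217]
ft_force: [0.9, -0.1, 0.4]
gripper_width: 0.08
```

Emit:
jog_arm --motion '[[80,[-45,-26,0],[0,0,0]],[80,[-68,-40,0],[0,0,-6]],[80,[-72,-42,0],[0,0,-16]],[80,[-72,-42,0],[0,0,-27]],[80,[-72,-42,0],[0,0,-37]]]'

```text
clock: 36.65
position: [0.4617, -0.0938, 0.1762]
tool_rot: [0.566, -0.367, 0.605, -0.422]
ft_force: [-1.2, 0.1, -0.3]
gripper_width: 0.0801
```

```bash
python3 - <<'E'
from h import *
plan((461.5,-102,160,-5.3,-60))
E
```

```text
at [461.7 -93.8 176.2] F [-1.2  0.1 -0.3] w 80.1 clk 36.65 q [-0.61 -0.01  1.93  0.34  1.43 -0.6 ]
(461.5, -102, 160, -5.3, -60) shift [13.7 11.9  0.6] turn [  0.2  -0.2 -82.1]
```

Emit:
jog_arm --motion '[[80,[4,2,0],[0,0,-10.7]],[80,[8,5,0],[0,0,-21.4]],[80,[13,11,0],[0,0,-32]],[80,[13,11,0],[0,0,-42.7]],[80,[13,11,1],[0,0,-53]]]'

```text
clock: 37.28
position: [0.462, -0.1005, 0.1612]
tool_rot: [-0.32, 0.598, -0.378, 0.63]
ft_force: [-0.2, 0.1, -0.1]
gripper_width: 0.0799
```

Emit:
jog_arm --motion '[[80,[0,0,0],[0,0,-10]],[80,[0,0,0],[0,0,-20]],[80,[0,0,0],[0,0,-29]],[80,[0,0,0],[0,0,-29]],[80,[0,0,0],[0,0,-29]]]'

```text
clock: 37.9
position: [0.4617, -0.1009, 0.1601]
tool_rot: [-0.154, 0.674, -0.219, 0.689]
ft_force: [0.3, 0.2, 0.1]
gripper_width: 0.0801
```

```bash
python3 - <<'E'
from h import *
plan((461.5,-102,100,-5.3,-60),(461.5,-102,63,-5.3,-60))
c=shot("wrist"); save(c,"w27"); np.save("w27.npy",[c["rvec"],c["tvec"]])
d=shot("side"); save(d,"d27",(190,200,310,320),5)
E
```

```text
at [ 461.7 -100.9  160.1] F [0.3 0.2 0.1] w 80.1 clk 37.9 q [ 0.21  0.29  1.94 -0.97  1.47  0.7 ]
(461.5, -102, 100, -5.3, -60) shift [-51.2  31.6   0.2] turn [ 0.2  0.2 -0.6]
(461.5, -102, 63, -5.3, -60) shift [-83.   50.4   0.4] turn [ 0.2  0.2 -0.6]
```

View pics/w27.png

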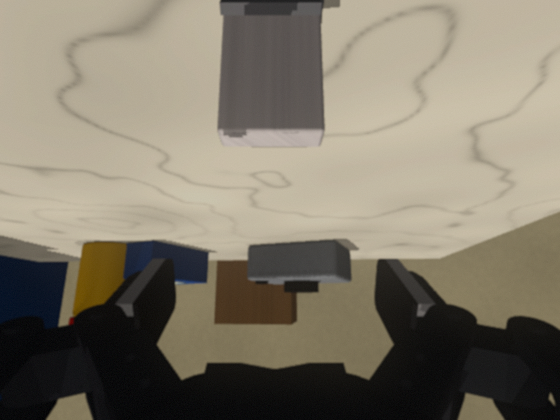

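View pics/d27.png

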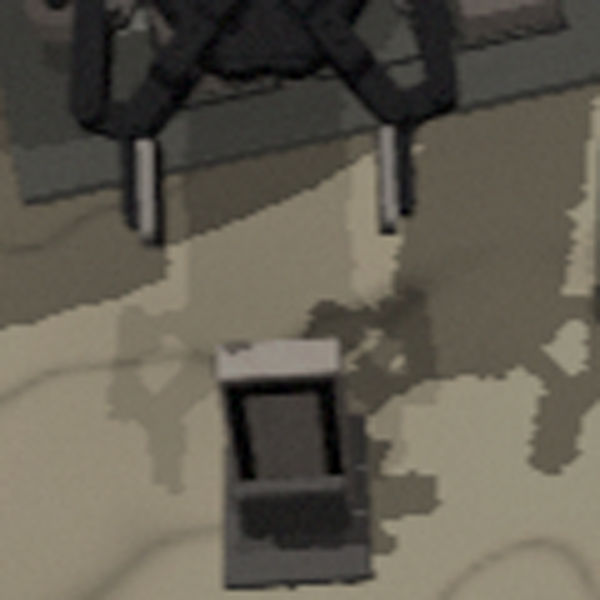

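Emit:
jog_arm --motion '[[76,[-42,25,-1],[0,0,-0.6]],[76,[-72,43,-1.5],[0,0,-0.6]],[76,[-83,50.5,-1.5],[0,0,-0.6]],[60,[-83,50.5,-1.5],[0,0,-0.6]],[40,[-83,50.5,-1.5],[0,0,-0.6]]]'

```text
clock: 38.62
position: [0.4605, -0.1022, 0.0646]
tool_rot: [-0.149, 0.674, -0.215, 0.69]
ft_force: [0.8, 1.0, -1.3]
gripper_width: 0.0465
```

Emit:
jog_arm --motion '[[30,[0,0,0],[0,0,0]],[30,[0,0,0],[0,0,0]],[30,[0,0,0],[0,0,0]],[30,[30,-17,0],[0,0,0]],[30,[60,-35,0],[0,0,0]]]' --squeeze 60

```text
clock: 39.25
position: [0.4592, -0.1016, 0.1324]
tool_rot: [-0.15, 0.676, -0.215, 0.689]
ft_force: [1.2, 0.5, -1.7]
gripper_width: 0.0465
```

Emit:
jog_arm --motion '[[30,[31,-18,0],[0,0,0]],[30,[31,-18,0],[0,0,0]],[30,[31,-18,0],[0,0,0]],[30,[31,-18,0],[0,0,0]],[30,[31,-18,0],[0,0,0]]]'

```text
clock: 39.88
position: [0.4592, -0.1017, 0.1669]
tool_rot: [-0.149, 0.676, -0.215, 0.689]
ft_force: [0.3, -0.5, -1.2]
gripper_width: 0.0465
```

```bash
python3 - <<'E'
from h import *
plan((514.8,178,150,6.6,30))
c=shot("wrist"); save(c,"w28")
E
```

```text
at [ 459.2 -101.7  166.9] F [ 0.3 -0.5 -1.2] w 46.5 clk 39.88 q [ 0.21  0.28  1.95 -0.98  1.48  0.7 ]
(514.8, 178, 150, 6.6, 30) shift [-155.7 -237.8   29. ] turn [  3.9 -12.8  89.7]
```

View pics/w28.png

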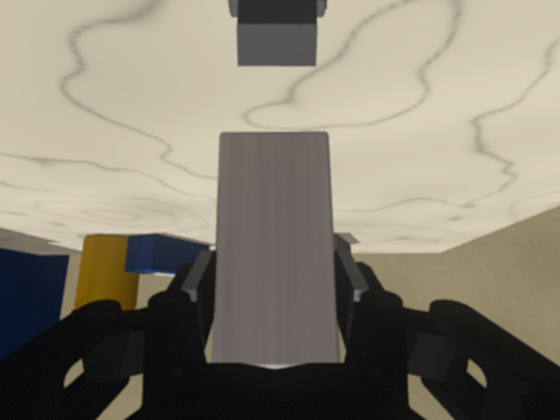

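Emit:
jog_arm --motion '[[30,[-32,-50,6],[0.5,-2,10.7]],[30,[-64,-100,12],[1.2,-4,21.4]],[30,[-95,-147,18],[2,-6,32]],[30,[-125,-195,24],[2.5,-8,42.7]],[30,[-156,-238,29],[2.8,-10,53]]]'

```text
clock: 40.55
position: [0.5163, 0.1807, 0.152]
tool_rot: [-0.475, 0.56, -0.463, 0.496]
ft_force: [0.2, -0.9, -2.6]
gripper_width: 0.0465
```

```bash
python3 - <<'E'
from h import *
plan((514.7,178,110,6.6,30))
E
```

```text
at [516.3 180.7 152. ] F [ 0.2 -0.9 -2.6] w 46.5 clk 40.55 q [ 0.26  0.18  1.74 -0.11  1.31  0.21]
(514.7, 178, 110, 6.6, 30) shift [-2.3 42.1  0.6] turn [ 2.7 -3.1 36.6]
```

Emit:
jog_arm --motion '[[30,[-2,10,0.6],[0.8,-0.8,10]],[30,[-2,20,0.6],[1.5,-1.5,20]],[30,[-2,30,0.6],[2.1,-2.3,30]],[30,[-2,42,0.6],[2.7,-3.1,36.6]],[30,[-2,42,0.6],[2.7,-3.1,36.6]]]'

```text
clock: 41.18
position: [0.5122, 0.1733, 0.1067]
tool_rot: [0.627, -0.39, 0.593, -0.319]
ft_force: [-1.4, -0.4, -1.4]
gripper_width: 0.0461
```

Emit:
jog_arm --motion '[[30,[15,30,0],[0,-0.4,0]],[30,[28,52,0],[0,-0.4,0]],[30,[36,66,0],[0,-0.4,0]],[30,[36,66,0],[0,-0.4,0]],[30,[36,66,0],[0,-0.4,0]]]'

```text
clock: 41.8
position: [0.5144, 0.1769, 0.0352]
tool_rot: [0.632, -0.391, 0.588, -0.318]
ft_force: [-0.3, -0.7, -1.0]
gripper_width: 0.0464
```

```bash
python3 - <<'E'
from h import *
plan((514.7,178,14,6.6,30))
c=shot("wrist"); save(c,"w29")
E
```

```text
at [514.4 176.9  35.2] F [-0.3 -0.7 -1. ] w 46.4 clk 41.8 q [-0.12  0.31  1.92  0.56  1.12 -0.55]
(514.7, 178, 14, 6.6, 30) shift [ 9.6 19.   0.4] turn [0.  0.3 0.3]
```

View pics/w29.png

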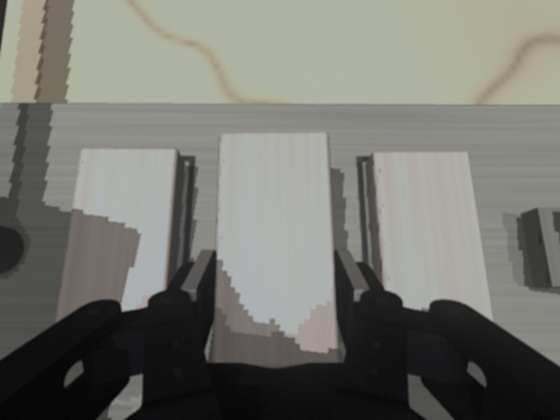

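Emit:
jog_arm --motion '[[30,[5,9,0.4],[0,0.3,0]],[30,[8,15,0.4],[0,0.3,0]],[30,[9.3,18.5,0.4],[0,0.3,0]],[30,[9.6,19,0.4],[0,0.3,0]],[30,[9.6,19,0.4],[0,0.3,0]]]'

```text
clock: 42.48
position: [0.5139, 0.1776, 0.0147]
tool_rot: [0.631, -0.39, 0.591, -0.318]
ft_force: [-7.0, -6.7, 16.3]
gripper_width: 0.0468
```

```bash
python3 - <<'E'
from h import *
plan((514.7,178,14,6.6,30))
E
```

```text
at [513.9 177.6  14.7] F [-7.  -6.7 16.3] w 46.8 clk 42.48 q [-0.12  0.35  1.92  0.58  1.08 -0.57]
(514.7, 178, 14, 6.6, 30) shift [0.1 0.7 0.8] turn [0.1 0.  0.2]
```

Emit:
jog_arm --motion '[[57,[-0.5,-1,0.8],[0,0,0]],[57,[-0.5,-1,0.8],[0,0,0]],[57,[-15,-30,0.8],[0,0,0]],[57,[-30,-60,0.8],[0,0,0]],[60,[-60,-120,0.8],[0,0,0]]]'

```text
clock: 43.1
position: [0.5136, 0.171, 0.141]
tool_rot: [0.629, -0.391, 0.592, -0.318]
ft_force: [0.8, 0.0, -0.7]
gripper_width: 0.0599
```

```bash
python3 - <<'E'
from h import *
plan((334,372,150,118,0),(334,372,150,11,0),(334,372,150,101,0))
c=shot("wrist"); save(c,"w30",k=1.4); np.save("w30.npy",[c["rvec"],c["tvec"]])
E
```

```text
at [513.6 171.  141. ] F [ 0.8  0.  -0.7] w 59.9 clk 43.1 q [-0.14  0.15  1.88  0.52  1.3  -0.44]
(334, 372, 150, 118, 0) shift [-195.2  102.5 -155.3] turn [ 18.2  66.9 -25.8]
(334, 372, 150, 11, 0) shift [-195.2  102.5 -155.3] turn [ -0.7  -4.4 -29.8]
(334, 372, 150, 101, 0) shift [-195.2  102.5 -155.3] turn [ 22.5  83.4 -23.7]
```

View pics/w30.png

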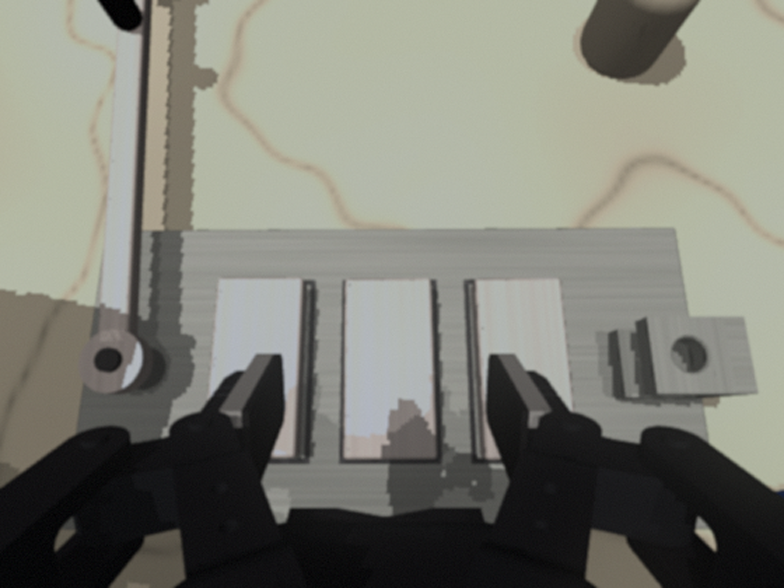

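Emit:
jog_arm --motion '[[50,[-40,0,-35],[0,-1,-10]],[50,[-80,10,-70],[0,-2,-20]],[50,[-125,30,-105],[-0.5,-3,-30]],[50,[-165,60,-135],[-0.7,-4.4,-30]],[50,[-195,95,-155],[-0.7,-4.4,-30]]]'

```text
clock: 43.78
position: [0.3351, 0.3709, 0.1573]
tool_rot: [0.548, -0.545, 0.446, -0.452]
ft_force: [0.1, 0.3, 0.7]
gripper_width: 0.0502
```

```bash
python3 - <<'E'
from h import *
plan((333.5,371.5,120,11,0),(333.5,371.5,60,11,0))
c=shot("wrist"); save(c,"w31"); print(pr(c,[[.3335,.3715,.091]]))
E
```

```text
at [335.1 370.9 157.3] F [0.1 0.3 0.7] w 50.2 clk 43.77 q [ 0.68 -0.02  1.93 -0.01  1.23  0.49]
(333.5, 371.5, 120, 11, 0) shift [-1.  37.3 -1.7] turn [-0.5  0.2  0.2]
(333.5, 371.5, 60, 11, 0) shift [-1.3 97.3 -2.2] turn [-0.5  0.2  0.2]
[[271.6430312 220.2179038]]
```

View pics/w31.png

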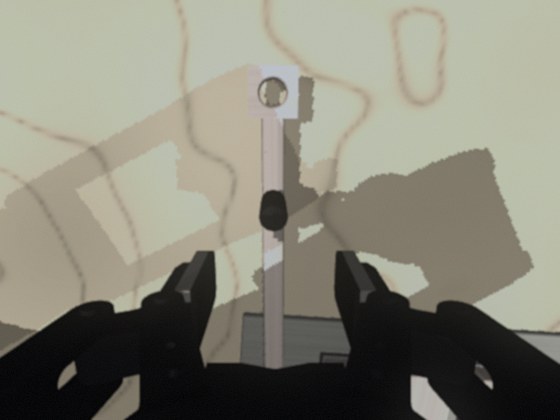

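Emit:
jog_arm --motion '[[50,[-1,50,-1.5],[0,0,0]],[50,[-1,85,-1.5],[0,0,0]],[50,[-1,97,-1.5],[0,0,0]],[10,[-1,97,-1.5],[0,0,0]],[10,[-1,97,-1.5],[0,0,0]]]' --squeeze 40

```text
clock: 44.45
position: [0.337, 0.3689, 0.0612]
tool_rot: [0.547, -0.544, 0.447, -0.453]
ft_force: [0.4, -0.4, -4.7]
gripper_width: 0.017
```

Emit:
jog_arm --motion '[[10,[0,0,0],[0,0,0]],[10,[0,0,0],[0,0,0]],[10,[0,0,0],[0,0,0]],[10,[0,0,0],[0,0,0]],[10,[0,0,0],[0,0,0]]]'

```text
clock: 45.08
position: [0.3369, 0.3689, 0.061]
tool_rot: [0.547, -0.544, 0.447, -0.453]
ft_force: [-0.1, -1.2, 6.0]
gripper_width: 0.0169
```

```bash
python3 - <<'E'
from h import *
T=[]
# pivot refined: use circle centre so current point is on it
p=pose()[0]*1000; a0=np.degrees(np.arctan2(p[1]-172,p[0]-373.7)); print("ang,r",a0,np.hypot(p[1]-172,p[0]-373.7))
for a in (90,76,62,48,34,22,12):
    b=np.radians(a); T.append((373.7+205*np.cos(b),171+205*np.sin(b),60,11,0))
plan(*T)
E
```

```text
ang,r 100.58838442357381 200.33690621150376
at [336.9 368.9  61. ] F [-0.1 -1.2  6. ] w 16.9 clk 45.08 q [ 0.68  0.12  1.99 -0.01  1.03  0.49]
(np.float64(373.7), np.float64(376.0), 60, 11, 0) shift [ 0.1  1.4 37.5] turn [-0.5 -0.   0.3]
(np.float64(423.29398859793184), np.float64(369.9106238865793), 60, 11, 0) shift [15.5  1.8 85. ] turn [-0.5 -0.   0.3]
(np.float64(469.94167037110765), np.float64(352.00425653608), 60, 11, 0) shift [ 42.    2.3 127.4] turn [-0.5 -0.   0.3]
(np.float64(510.8717743035659), np.float64(323.3446892228658), 60, 11, 0) shift [ 77.9   2.8 162.1] turn [-0.5 -0.   0.3]
(np.float64(543.6527023737835), np.float64(285.6345452115031), 60, 11, 0) shift [121.1   3.2 187.1] turn [-0.5 -0.   0.3]
(np.float64(563.7726901861914), np.float64(247.79435165026194), 60, 11, 0) shift [162.1   3.5 199.6] turn [-0.5 -0.   0.3]
(np.float64(574.2202581504301), np.float64(213.62189661764066), 60, 11, 0) shift [197.7   3.7 203.4] turn [-0.5 -0.   0.3]
```

```bash
python3 - <<'E'
from h import *
p=pose()[0]*1000
d=lambda a:np.array([np.cos(np.radians(a)),np.sin(np.radians(a)),0])
T=[(*np.round(p+205*(d(a)-d(101.1)),1),11,0) for a in (92,80,67,54,40)]
plan(*T)
E
```

```text
at [336.9 368.9  61. ] F [-0.1 -1.2  6. ] w 16.9 clk 45.08 q [ 0.68  0.12  1.99 -0.01  1.03  0.49]
(np.float64(369.2), np.float64(372.6), np.float64(61.0), 11, 0) shift [ 2.5  0.3 32.4] turn [-0.5 -0.   0.3]
(np.float64(412.0), np.float64(369.6), np.float64(61.0), 11, 0) shift [13.6  0.7 73.9] turn [-0.5 -0.   0.3]
(np.float64(456.5), np.float64(356.5), np.float64(61.0), 11, 0) shift [ 35.    1.2 115. ] turn [-0.5 -0.   0.3]
(np.float64(496.9), np.float64(333.6), np.float64(61.0), 11, 0) shift [ 65.2   1.6 150.3] turn [-0.5 -0.   0.3]
(np.float64(533.4), np.float64(299.5), np.float64(61.0), 11, 0) shift [105.6   2.  179.7] turn [-0.5 -0.   0.3]
```

Emit:
jog_arm --motion '[[10,[2.5,0,32],[0,0,0]],[10,[13.6,0.5,74],[0,0,0]],[10,[35,1,115],[0,0,0]],[10,[65,1.5,150],[0,0,0]],[10,[105.6,2,180],[0,0,0]]]'

```text
clock: 45.7
position: [0.5334, 0.2987, 0.0606]
tool_rot: [0.546, -0.545, 0.447, -0.452]
ft_force: [-11.8, -7.2, 15.0]
gripper_width: 0.0171
```

```bash
python3 - <<'E'
from h import *
p=np.array([336.9,368.9,61.0])
d=lambda a:np.array([np.cos(np.radians(a)),np.sin(np.radians(a)),0])
T=[(*np.round(p+205*(d(a)-d(101.1)),1),11,0) for a in (30,21,14,9,6.6)]
plan(*T)
E
```

```text
at [533.4 298.7  60.6] F [-11.8  -7.2  15. ] w 17.1 clk 45.7 q [ 0.38  0.36  1.7  -0.01  1.08  0.2 ]
(np.float64(553.9), np.float64(270.2), np.float64(61.0), 11, 0) shift [31.9 -0.2 14.7] turn [-0.3  0.   0.3]
(np.float64(567.8), np.float64(241.2), np.float64(61.0), 11, 0) shift [63.   0.  22.8] turn [-0.3  0.   0.3]
(np.float64(575.3), np.float64(217.3), np.float64(61.0), 11, 0) shift [87.9  0.1 25.6] turn [-0.3  0.   0.3]
(np.float64(578.8), np.float64(199.8), np.float64(61.0), 11, 0) shift [105.7   0.2  25.6] turn [-0.3  0.   0.3]
(np.float64(580.0), np.float64(191.3), np.float64(61.0), 11, 0) shift [114.3   0.3  25.2] turn [-0.3  0.   0.3]
```

Emit:
jog_arm --motion '[[10,[32,-0.5,13.5],[0,0,0]],[10,[63,-0.5,21.5],[0,0,0]],[10,[88,-0.5,24],[0,0,0]],[10,[106,-0.5,24],[0,0,0]],[10,[114,-0.5,23.5],[0,0,0]]]'

```text
clock: 46.32
position: [0.5791, 0.1909, 0.0607]
tool_rot: [0.547, -0.544, 0.447, -0.454]
ft_force: [8.1, 2.8, -6.7]
gripper_width: 0.0171
```

```bash
python3 - <<'E'
from h import *
plan((580,191.3,61,11,0))
c=shot("wrist"); save(c,"w32",k=1.4); 
d=shot("side"); save(d,"d32",(180,140,340,260),5)
E
```

```text
at [579.1 190.9  60.7] F [ 8.1  2.8 -6.7] w 17.1 clk 46.33 q [ 0.19  0.35  1.71 -0.01  1.07  0.  ]
(580, 191.3, 61, 11, 0) shift [-0.2 -0.3  1. ] turn [-0.5 -0.1  0.3]
```

View pics/w32.png

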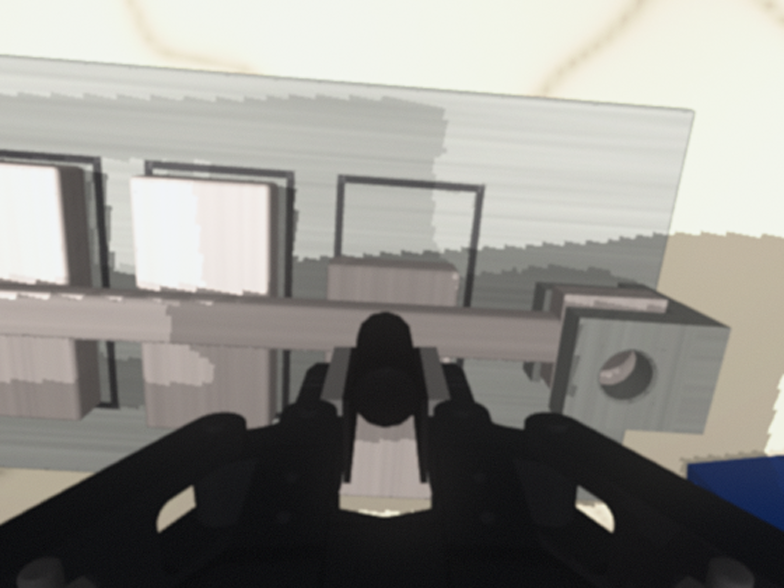

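View pics/d32.png

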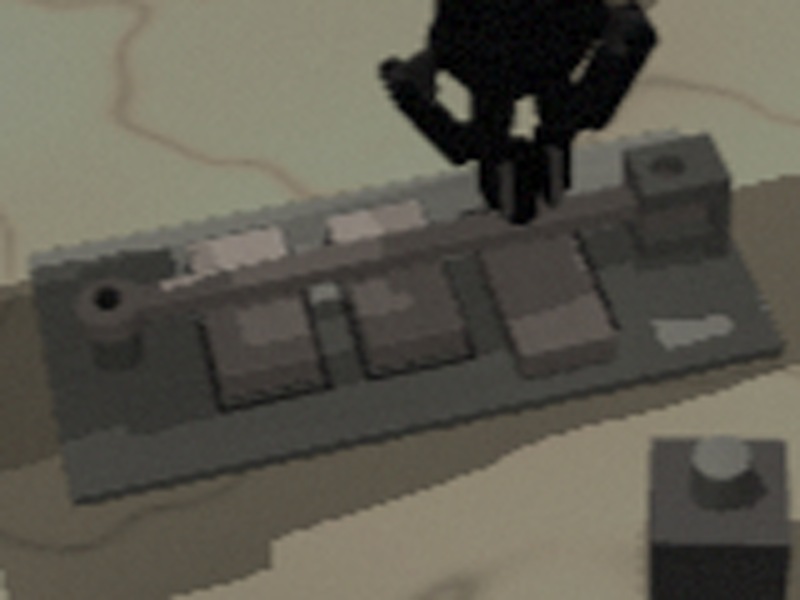

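The wrist view shows that the bay 3 lid has been knocked about 30 mm toward -y since I placed it. I'll reopen the bar and fix it.

```bash
python3 - <<'E'
from h import *
p=pose()[0]*1000
d=lambda a:np.array([np.cos(np.radians(a)),np.sin(np.radians(a)),0])
T=[(*np.round(p+205*(d(a)-d(6.6)),1),11,0) for a in (15,28,42,56,70,82,92,98,101.5)]
plan(*T)
E
```

```text
at [579.2 190.5  60.7] F [ 7.7 -0.1 -5. ] w 16.7 clk 46.42 q [ 0.19  0.35  1.71 -0.01  1.07  0.  ]
(np.float64(573.5), np.float64(220.0), np.float64(60.7), 11, 0) shift [-30.   -0.2   0. ] turn [-0.5 -0.1  0.4]
(np.float64(556.5), np.float64(263.2), np.float64(60.7), 11, 0) shift [-75.6  -0.5  -8.5] turn [-0.5 -0.1  0.4]
(np.float64(527.9), np.float64(304.1), np.float64(60.7), 11, 0) shift [-121.2   -1.   -28.8] turn [-0.5 -0.1  0.4]
(np.float64(490.1), np.float64(336.9), np.float64(60.7), 11, 0) shift [-160.6   -1.6  -59.7] turn [-0.5 -0.1  0.4]
(np.float64(445.6), np.float64(359.6), np.float64(60.7), 11, 0) shift [-191.3   -2.1  -99.1] turn [-0.5 -0.1  0.4]
(np.float64(404.0), np.float64(370.0), np.float64(60.7), 11, 0) shift [-209.4   -2.6 -138. ] turn [-0.5 -0.1  0.4]
(np.float64(368.4), np.float64(371.9), np.float64(60.7), 11, 0) shift [-218.    -3.  -172.6] turn [-0.5 -0.1  0.4]
(np.float64(347.0), np.float64(370.0), np.float64(60.7), 11, 0) shift [-220.2   -3.2 -193.9] turn [-0.5 -0.1  0.4]
(np.float64(334.6), np.float64(367.9), np.float64(60.7), 11, 0) shift [-220.5   -3.3 -206.5] turn [-0.5 -0.1  0.4]
```

Emit:
jog_arm --motion '[[10,[-30,0,0.3],[0,0,0]],[10,[-75.5,0,-8.2],[0,0,0]],[10,[-121,-0.5,-28.5],[0,0,0]],[10,[-160.5,-1,-59.5],[0,0,0]],[10,[-191.3,-1.5,-99],[0,0,0]]]'

```text
clock: 47.05
position: [0.4445, 0.3639, 0.0609]
tool_rot: [0.549, -0.543, 0.447, -0.453]
ft_force: [6.1, 9.5, -6.5]
gripper_width: 0.017
```

```bash
python3 - <<'E'
from h import *
plan((404,370,60.7,11,0),(368.4,371.9,60.7,11,0),(347,370,60.7,11,0),(336,368,60.7,11,0),(334,367.8,60.7,11,0))
E
```

```text
at [444.5 363.9  60.9] F [ 6.1  9.5 -6.5] w 17.0 clk 47.05 q [ 0.55  0.28  1.8  -0.01  1.05  0.36]
(404, 370, 60.7, 11, 0) shift [-13.7  -0.3 -38.6] turn [-0.7  0.   0.1]
(368.4, 371.9, 60.7, 11, 0) shift [-22.4  -0.7 -73.2] turn [-0.7  0.   0.1]
(347, 370, 60.7, 11, 0) shift [-24.6  -1.  -94.5] turn [-0.7  0.   0.1]
(336, 368, 60.7, 11, 0) shift [ -24.8   -1.1 -105.7] turn [-0.7  0.   0.1]
(334, 367.8, 60.7, 11, 0) shift [ -25.    -1.1 -107.7] turn [-0.7  0.   0.1]
```

Emit:
jog_arm --motion '[[10,[-14,0,-38],[0,0,0]],[10,[-23.5,-0.5,-73],[0,0,0]],[10,[-25.5,-0.5,-94],[0,0,0]],[10,[-25.5,-0.5,-105],[0,0,0]],[10,[-25.5,-0.5,-108],[0,0,0]]]'

```text
clock: 47.68
position: [0.3351, 0.368, 0.061]
tool_rot: [0.55, -0.542, 0.446, -0.453]
ft_force: [16.8, 14.6, -19.3]
gripper_width: 0.0166
```

Emit:
jog_arm --motion '[[50,[0,0,0.5],[0,0,0]],[50,[0,0,0.5],[0,0,0]],[50,[0,-50,0.5],[0,0,0]],[60,[0,-100,0.5],[0,0,0]],[60,[40,-100,40],[0,0,0]]]'

```text
clock: 48.3
position: [0.3802, 0.3367, 0.1656]
tool_rot: [0.55, -0.543, 0.445, -0.452]
ft_force: [1.0, 0.4, -0.3]
gripper_width: 0.0599
```

```bash
python3 - <<'E'
from h import *
plan((590,110,165,6.6,0),(590,130,165,6.6,30))
d=shot("side"); save(d,"d33",(180,140,340,260),5)
d=shot("scene"); save(d,"s33",(250,180,410,320),5)
E
```

```text
at [380.2 336.7 165.6] F [ 1.   0.4 -0.3] w 59.9 clk 48.3 q [ 0.57 -0.01  1.9  -0.01  1.24  0.38]
(590, 110, 165, 6.6, 0) shift [263.3   3.2 161.3] turn [-0.8  4.7  0.1]
(590, 130, 165, 6.6, 30) shift [243.7   3.2 165.3] turn [ 0.5  4.8 30. ]
```

View pics/d33.png

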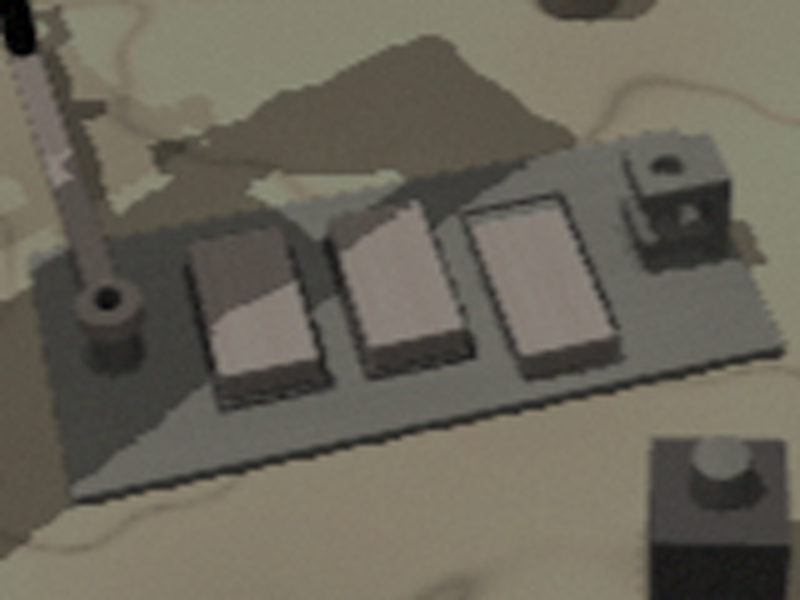

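View pics/s33.png

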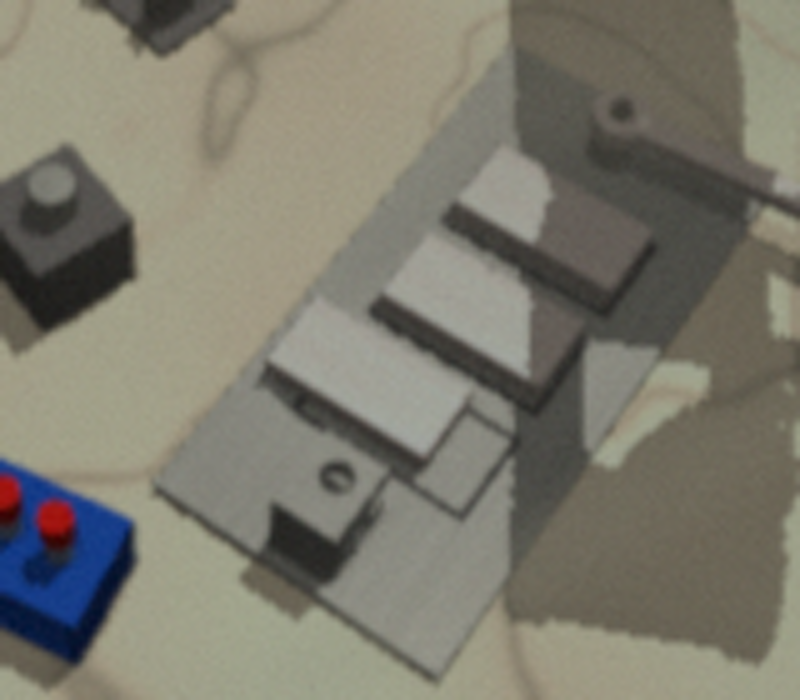

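```bash
python3 - <<'E'
from h import *
c=cams.camera("scene"); d=cams.camera("side")
a=np.radians(6.6); U=np.array([[np.cos(a),np.sin(a)],[-np.sin(a),np.cos(a)]])
for cam,pts,x0,y0 in ((c,[(316,296),(473,388),(423,460),(268,362)],250,180),(d,[(466,224),(564,203),(617,335),(514,355)],180,140)):
    P=lid(cam,pts,5,.028,x0,y0); print(np.round(P@U.T,1).tolist())
# middle
lid(d,[(330,228),(420,202),(469,330),(370,350)],5,.028,180,140)
E
```

```text
[[566.4, 120.2], [553.2, 213.4], [601.8, 220.4], [612.9, 128.0]] c [583.6 170.5] rect c 584.1 170.3 size 49.1 94.3 long axis 98.1
[[576.5, 54.3], [574.1, 148.4], [623.1, 149.8], [623.6, 56.7]]
[[553.7, 214.1], [604.8, 221.2], [614.7, 124.9], [564.1, 120.0]] c [584.3 170.1] rect c 584.1 170.4 size 51.6 96.8 long axis 95.9
[[574.6, 149.1], [626.2, 150.2], [625.0, 53.4], [574.1, 54.4]]
[[485.9, 222.7], [532.8, 234.3], [545.2, 140.1], [496.8, 134.8]] c [515.2 183. ] rect c 514.9 184.0 size 48.7 95.0 long axis 97.5
```

```bash
python3 - <<'E'
from h import *
a=np.radians(6.6); 
def pw(x,y): return (round(x*np.cos(a)-y*np.sin(a),1),round(x*np.sin(a)+y*np.cos(a),1))
print(pw(599.7,67),pw(603.5,67+25))
plan((*pw(599.7,67),110,7,0),(*pw(599.7,67),13,7,0))
E
```

```text
(np.float64(588.0), np.float64(135.5)) (np.float64(588.9), np.float64(160.8))
at [379.3 332.9 160.3] F [-0.6 -0.  -0.6] w 60.0 clk 48.5 q [ 0.57 -0.01  1.91 -0.01  1.24  0.38]
(np.float64(588.0), np.float64(135.5), 110, 7, 0) shift [232.8  52.5 167.6] turn [-0.3  3.9  0.3]
(np.float64(588.0), np.float64(135.5), 13, 7, 0) shift [232.3 149.5 167.1] turn [-0.3  3.9  0.3]
```

Emit:
jog_arm --motion '[[70,[48,0,35],[0,2,0]],[70,[96,10,70],[0,4,0]],[70,[144,25,105],[0,4,0]],[70,[190,40,137],[0,4,0]],[70,[232,50,167],[0,4,0]]]'

```text
clock: 49.12
position: [0.5872, 0.137, 0.111]
tool_rot: [-0.529, 0.53, -0.466, 0.471]
ft_force: [-0.1, 0.0, 0.1]
gripper_width: 0.07
```

```bash
python3 - <<'E'
from h import *
plan((588,135.5,13,7,0))
c=shot("wrist"); save(c,"w34",k=1.4); np.save("w34.npy",[c["rvec"],c["tvec"]])
E
```

```text
at [587.2 137.  111. ] F [-0.1  0.   0.1] w 70.0 clk 49.12 q [ 0.1   0.28  1.69 -0.    1.17 -0.02]
(588, 135.5, 13, 7, 0) shift [ 1.1 98.   0.3] turn [-0.2  0.   0.3]
```

View pics/w34.png

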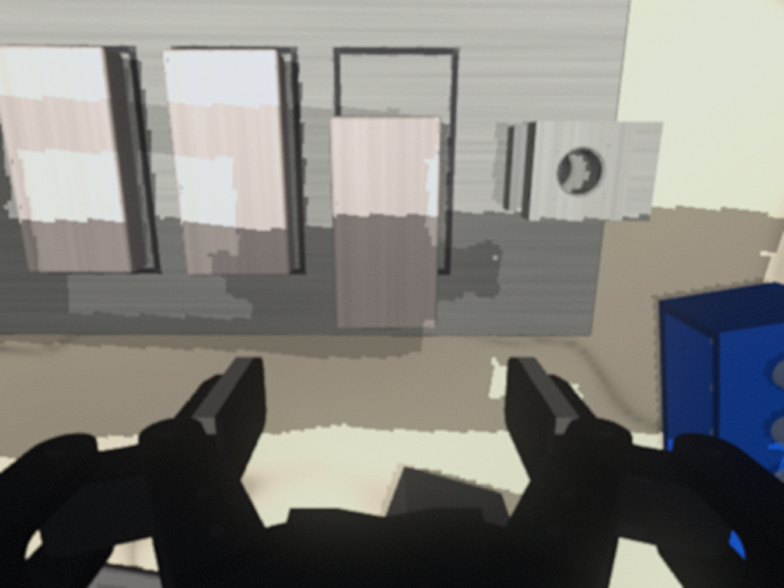

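```bash
python3 - <<'E'
from h import *
c=old("w34.npy")
a=np.radians(6.6); U=np.array([[np.cos(a),np.sin(a)],[-np.sin(a),np.cos(a)]])
L=lid(c,[(331,117),(440,119),(435,327),(337,327)],1.4,z=.028); P=lid(c,[(337,51),(457,51),(445,271),(297,271),(296,49)],1.4,z=.008)
print(np.round(L@U.T,1).tolist(),np.round(P@U.T,1).tolist())
p=pose()[0][:2]*1000; print(U@p)
E
```

```text
[[555.0, 213.9], [600.8, 218.8], [612.5, 126.4], [566.6, 120.9]] c [583.7 170. ] rect c 583.7 170.2 size 46.2 93.9 long axis 97.2
[[552.9, 243.0], [606.0, 249.6], [616.1, 149.5], [543.0, 140.6], [534.7, 241.6]] c [570.5 204.8] rect c 574.5 195.1 size 73.6 102.2 long axis 95.8
[[575.9, 148.7], [621.9, 148.3], [623.0, 55.2], [576.8, 54.9]] [[577.2, 177.9], [630.6, 178.3], [629.2, 77.7], [555.5, 77.2], [559.0, 178.5]]
[600.2448083   65.96806155]
```

Emit:
jog_arm --motion '[[62,[0,45,0],[0,0,0]],[62,[0,80,0],[0,0,0]],[62,[0,97,0],[0,0,0]],[62,[0,97,0],[0,0,0]],[40,[0,97,0],[0,0,0]]]' --squeeze 60

```text
clock: 49.85
position: [0.5892, 0.1377, 0.0177]
tool_rot: [0.531, -0.529, 0.465, -0.472]
ft_force: [-8.3, -0.1, 5.1]
gripper_width: 0.046
```

Emit:
jog_arm --motion '[[30,[0,0,0],[0,0,0]],[30,[0,0,0],[0,0,0]],[30,[0,0,0],[0,0,0]],[30,[0,-2,0],[0,0,0]],[30,[0,-4,0],[0,0,0]]]'

```text
clock: 50.48
position: [0.5878, 0.1369, 0.0196]
tool_rot: [0.53, -0.529, 0.466, -0.471]
ft_force: [-0.7, -0.2, -1.0]
gripper_width: 0.046
```

```bash
python3 - <<'E'
from h import *
a=np.radians(6.6); U=np.array([[np.cos(a),np.sin(a)],[-np.sin(a),np.cos(a)]])
p=pose()[0]*1000; q=U@p[:2]; print(q)
t=U.T@(q+[603.5-599.8,26]); plan((*np.round(t,1),p[2],6.6,0))
c=shot("wrist"); save(c,"w35",k=1.4); np.save("w35.npy",[c["rvec"],c["tvec"]])
E
```

```text
[599.66489118  68.47434261]
at [587.8 136.9  19.6] F [-0.7 -0.2 -1. ] w 46.0 clk 50.48 q [ 0.1   0.4   1.73 -0.01  1.   -0.02]
(np.float64(588.5), np.float64(163.2), np.float64(19.62427787448043), 6.6, 0) shift [-26.   -0.1   3.9] turn [-0.3  0.4  0.3]
```

View pics/w35.png

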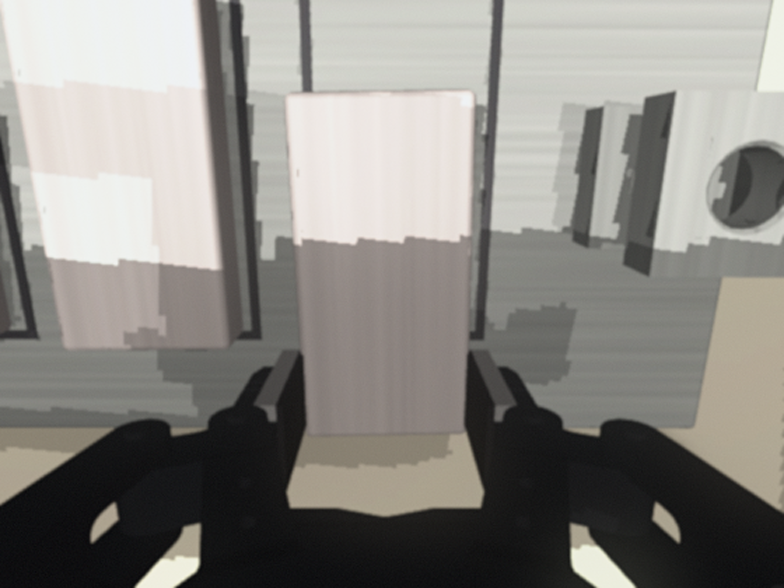

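Emit:
jog_arm --motion '[[30,[-10,0,2],[0,0.4,0]],[30,[-20,0,3.8],[0,0.4,0]],[30,[-26,0,3.8],[0,0.4,0]],[30,[-26,1,3.8],[0,0.4,0]],[30,[-26,3.5,3.8],[0,0.4,0]]]'

```text
clock: 51.15
position: [0.589, 0.1638, 0.0176]
tool_rot: [0.528, -0.528, 0.468, -0.473]
ft_force: [-11.2, 0.2, 22.4]
gripper_width: 0.0463
```

```bash
python3 - <<'E'
from h import *
a=np.radians(6.6); U=np.array([[np.cos(a),np.sin(a)],[-np.sin(a),np.cos(a)]])
p=pose()[0]*1000; q=U@p[:2]; print(q)
plan((588.5,163.2,16,6.6,0))
E
```

```text
[603.88796287  94.99087083]
at [589.  163.8  17.6] F [-11.2   0.2  22.4] w 46.3 clk 51.15 q [ 0.14  0.42  1.71 -0.01  1.01  0.03]
(588.5, 163.2, 16, 6.6, 0) shift [ 0.5  1.6 -0.5] turn [-0.3  0.   0.3]
```

Emit:
jog_arm --motion '[[56,[0,-0.5,0],[0,0,0]],[56,[0,-0.5,0],[0,0,0]],[56,[0,-40,0],[0,0,0]],[56,[20,-95,0],[0,0,0]],[60,[40,-130,0],[0,0,0]]]'

```text
clock: 51.78
position: [0.5937, 0.1238, 0.1493]
tool_rot: [0.529, -0.527, 0.467, -0.474]
ft_force: [-0.5, 0.3, -0.2]
gripper_width: 0.0601
```

```bash
python3 - <<'E'
from h import *
plan((336,368,150,11,0))
c=shot("wrist"); save(c,"w36",k=1.4); np.save("w36.npy",[c["rvec"],c["tvec"]])
d=shot("side"); save(d,"d36",(180,140,340,260),5)
E
```

```text
at [593.7 123.8 149.3] F [-0.5  0.3 -0.2] w 60.1 clk 51.77 q [ 0.08  0.24  1.66 -0.01  1.23 -0.04]
(336, 368, 150, 11, 0) shift [-272.2   -4.3 -227.8] turn [-0.5 -4.4  0.3]
```

View pics/w36.png

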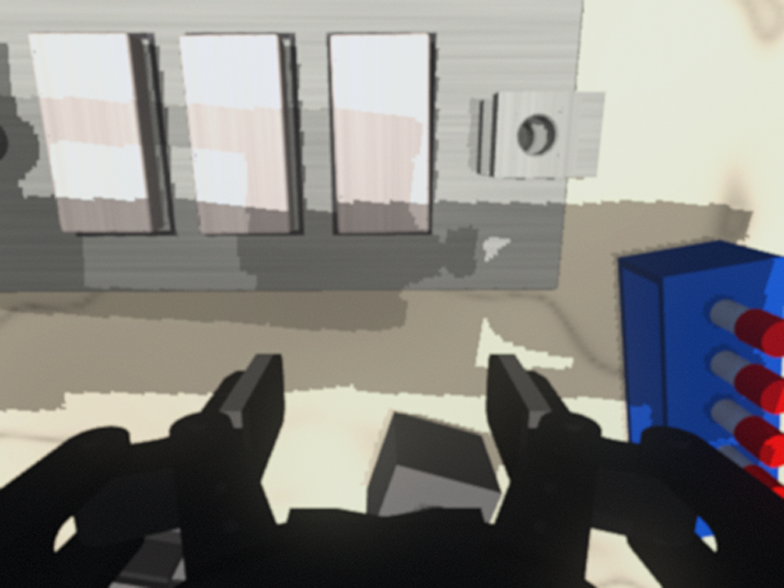

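View pics/d36.png

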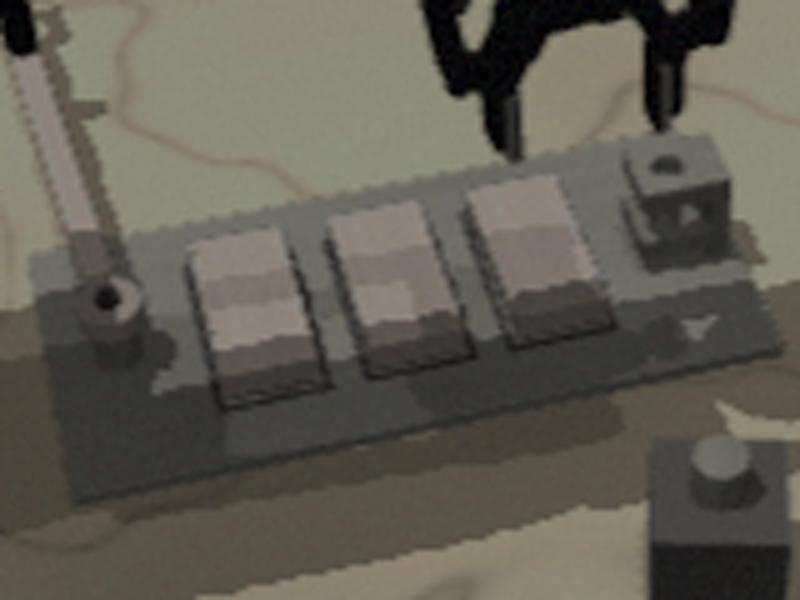

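```bash
python3 - <<'E'
from h import *
c=shot("wrist"); save(c,"w37",(0,0,330,190),2.4); np.save("w37.npy",[c["rvec"],c["tvec"]])
E
```

```text
(no output)
```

View pics/w37.png

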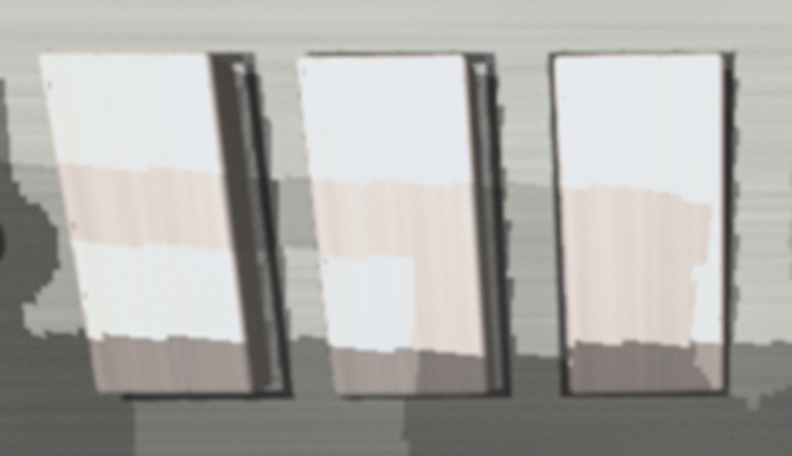

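```bash
python3 - <<'E'
from h import *
c=old("w37.npy")
a=np.radians(6.6); U=np.array([[np.cos(a),np.sin(a)],[-np.sin(a),np.cos(a)]])
for n,L in (("1",[(40,55),(208,53),(250,391),(98,391)]),("2",[(298,57),(466,55),(488,390),(335,393)]),("3",[(553,56),(724,55),(724,390),(566,391)])):
    P=lid(c,L,2.4,.028); print(n,np.round(P@U.T,1).tolist())
P=lid(c,[(252,56),(290,396),(492,56),(507,395),(551,55),(563,394),(732,54),(728,394)],2.4,.008); print(np.round(P@U.T,1).tolist())
E
```

```text
[[414.3, 223.4], [460.0, 229.3], [470.6, 136.0], [424.9, 130.9]] c [442.4 179.9] rect c 442.4 180.1 size 46.2 94.0 long axis 96.4
1 [[437.2, 174.3], [483.3, 174.9], [483.1, 81.0], [437.1, 81.2]]
[[484.7, 231.2], [530.8, 237.2], [542.6, 144.3], [496.2, 138.2]] c [513.6 187.7] rect c 513.5 187.7 size 46.8 93.8 long axis 97.2
2 [[508.0, 174.0], [554.6, 174.6], [555.6, 81.0], [508.8, 80.3]]
[[554.9, 239.7], [602.3, 245.6], [614.8, 152.4], [566.5, 146.7]] c [584.6 196.1] rect c 584.9 196.1 size 48.7 94.1 long axis 97.1
3 [[578.8, 174.4], [626.6, 174.7], [628.2, 80.7], [579.6, 80.6]]
[[463.5, 233.1], [474.8, 131.8], [534.4, 241.5], [545.7, 140.1], [551.9, 243.8], [564.1, 142.4], [605.9, 250.5], [618.5, 148.5]] c [544.8 191.5] rect c 540.7 191.2 size 144.6 102.7 long axis 6.6
[[487.2, 178.3], [486.8, 76.4], [558.6, 178.5], [558.2, 76.4], [576.3, 178.8], [576.7, 76.7], [630.7, 179.2], [631.4, 76.4]]
```

Emit:
jog_arm --motion '[[50,[-48,0,-40],[0,-2,0]],[50,[-96,0,-80],[0,-4.4,0]],[50,[-144,0,-120],[0,-4.4,0]],[50,[-192,0,-160],[0,-4.4,0]],[50,[-240,0,-201],[0,-4.4,0]]]'

```text
clock: 52.6
position: [0.3629, 0.3398, 0.1419]
tool_rot: [-0.545, 0.546, -0.447, 0.452]
ft_force: [-0.5, 0.5, -0.2]
gripper_width: 0.0504
```

```bash
python3 - <<'E'
from h import *
plan((334.5,371.5,110,11,0),(334.5,371.5,60,11,0))
E
```

```text
at [362.9 339.8 141.9] F [-0.5  0.5 -0.2] w 50.4 clk 52.6 q [ 0.6  -0.    1.94 -0.01  1.2   0.41]
(334.5, 371.5, 110, 11, 0) shift [-36.7  31.6 -21.9] turn [-0.2 -0.   0.4]
(334.5, 371.5, 60, 11, 0) shift [-37.   81.6 -22.1] turn [-0.2 -0.   0.4]
```

Emit:
jog_arm --motion '[[50,[-37,10,-22],[0,0,0]],[50,[-37,40,-22],[0,0,0]],[50,[-37,81,-22],[0,0,0]],[50,[-37,81,-22],[0,0,0]],[10,[-37,81,-22],[0,0,0]]]' --squeeze 40

```text
clock: 53.22
position: [0.3376, 0.3709, 0.0627]
tool_rot: [0.546, -0.545, 0.447, -0.453]
ft_force: [0.6, -0.4, 0.4]
gripper_width: 0.033
```

Emit:
jog_arm --motion '[[10,[0,0,0],[0,0,0]],[10,[0,0,0],[0,0,0]],[10,[0,0,0],[0,0,0]],[10,[0,0,0],[0,0,0]],[10,[0,0,0],[0,0,0]]]'

```text
clock: 53.85
position: [0.3387, 0.3716, 0.0641]
tool_rot: [0.547, -0.544, 0.447, -0.453]
ft_force: [-1.3, -0.9, 6.6]
gripper_width: 0.017
```

```bash
python3 - <<'E'
from h import *
p=pose()[0]*1000
d=lambda a:np.array([np.cos(np.radians(a)),np.sin(np.radians(a)),0])
T=[(*np.round(p+205*(d(a)-d(101.1)),1),11,0) for a in (92,80,67,54,40)]
plan(*T)
E
```

```text
at [338.7 371.6  64.1] F [-1.3 -0.9  6.6] w 17.0 clk 53.85 q [ 0.68  0.12  1.98 -0.01  1.04  0.49]
(np.float64(371.0), np.float64(375.3), np.float64(64.1), 11, 0) shift [ 2.5  0.3 32.4] turn [-0.5 -0.   0.2]
(np.float64(413.8), np.float64(372.3), np.float64(64.1), 11, 0) shift [13.6  0.7 73.8] turn [-0.5 -0.   0.2]
(np.float64(458.3), np.float64(359.1), np.float64(64.1), 11, 0) shift [ 35.    1.1 115. ] turn [-0.5 -0.   0.2]
(np.float64(498.7), np.float64(336.3), np.float64(64.1), 11, 0) shift [ 65.1   1.5 150.3] turn [-0.5 -0.   0.2]
(np.float64(535.2), np.float64(302.2), np.float64(64.1), 11, 0) shift [105.5   1.9 179.7] turn [-0.5 -0.   0.2]
```

Emit:
jog_arm --motion '[[10,[2.5,0.5,31.5],[0,0,0]],[10,[13.6,1,73],[0,0,0]],[10,[35,1.5,114],[0,0,0]],[10,[65,2,149],[0,0,0]],[10,[105.5,2.5,178.5],[0,0,0]]]'

```text
clock: 54.48
position: [0.534, 0.3008, 0.0634]
tool_rot: [0.546, -0.545, 0.447, -0.452]
ft_force: [-10.3, -8.3, 16.7]
gripper_width: 0.0166
```

```bash
python3 - <<'E'
from h import *
p=np.array([338.7-1.0,371.6,62.])
d=lambda a:np.array([np.cos(np.radians(a)),np.sin(np.radians(a)),0])
T=[(*np.round(p+205*(d(a)-d(101.1)),1),11,0) for a in (30,21,14,9,6.6)]
plan(*T)
E
```

```text
at [534.  300.8  63.4] F [-10.3  -8.3  16.7] w 16.6 clk 54.48 q [ 0.39  0.36  1.69 -0.01  1.09  0.2 ]
(np.float64(554.7), np.float64(272.9), np.float64(62.0), 11, 0) shift [31.4  1.6 15. ] turn [-0.3  0.   0.3]
(np.float64(568.6), np.float64(243.9), np.float64(62.0), 11, 0) shift [62.5  1.9 23.1] turn [-0.3  0.   0.3]
(np.float64(576.1), np.float64(220.0), np.float64(62.0), 11, 0) shift [87.4  2.  25.9] turn [-0.3  0.   0.3]
(np.float64(579.6), np.float64(202.5), np.float64(62.0), 11, 0) shift [105.2   2.1  26. ] turn [-0.3  0.   0.3]
(np.float64(580.8), np.float64(194.0), np.float64(62.0), 11, 0) shift [113.8   2.2  25.5] turn [-0.3  0.   0.3]
```

Emit:
jog_arm --motion '[[10,[31.5,0,14],[0,0,0]],[10,[62.5,0,22],[0,0,0]],[10,[87.5,0,24.5],[0,0,0]],[10,[105,0,24.5],[0,0,0]],[10,[114,0,24],[0,0,0]]]'

```text
clock: 55.1
position: [0.5783, 0.1943, 0.0633]
tool_rot: [0.546, -0.544, 0.448, -0.452]
ft_force: [-6.4, 27.1, 2.4]
gripper_width: 0.0169
```

Emit:
jog_arm --motion '[[10,[1,0,0],[0,0,0]],[10,[2,0,0],[0,0,0]],[10,[3,0,0],[0,0,0]],[10,[4,0,0],[0,0,0]],[10,[4,0,0],[0,0,0]]]'

```text
clock: 55.72
position: [0.5782, 0.1945, 0.0633]
tool_rot: [0.548, -0.543, 0.449, -0.451]
ft_force: [-5.4, 16.4, 4.0]
gripper_width: 0.0165
```

```bash
python3 - <<'E'
from h import *
plan((580.8,194,62,11,0))
c=shot("wrist"); save(c,"w38",k=1.4); np.save("w38.npy",[c["rvec"],c["tvec"]])
E
```

```text
at [578.2 194.5  63.3] F [-5.4 16.4  4. ] w 16.5 clk 55.73 q [0.19 0.35 1.7  0.   1.08 0.  ]
(580.8, 194, 62, 11, 0) shift [1.  1.3 2.4] turn [-0.4 -0.  -0.1]
```

View pics/w38.png

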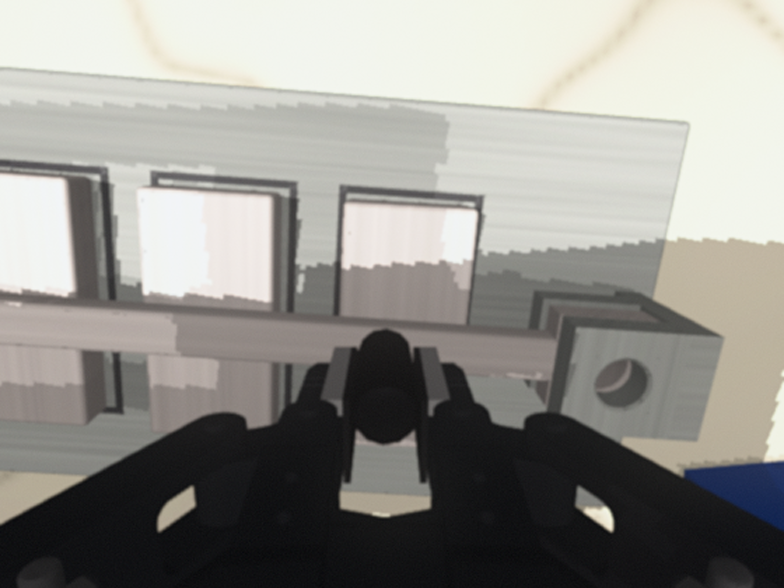

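Emit:
jog_arm --motion '[[40,[0,0,0],[0,0,0]],[40,[0,0,0],[0,0,0]],[40,[0,-40,0],[0,0,0]],[40,[0,-100,0],[0,0,0]],[50,[60,-120,20],[0,0,0]]]'

```text
clock: 56.4
position: [0.6093, 0.141, 0.1869]
tool_rot: [0.549, -0.544, 0.444, -0.453]
ft_force: [2.4, -0.2, -0.3]
gripper_width: 0.0499
```

```bash
python3 - <<'E'
from h import *
plan((635.5,-4.5,190,10,0),(635.5,-4.5,190,-10,0),(653,204,190,6.6,0))
c=shot("wrist"); save(c,"w39",k=1.4); np.save("w39.npy",[c["rvec"],c["tvec"]])
d=shot("side"); save(d,"d39",(180,140,340,260),5)
E
```

```text
at [609.3 141.  186.9] F [ 2.4 -0.2 -0.3] w 49.9 clk 56.4 q [ 0.1   0.24  1.58 -0.    1.3  -0.09]
(635.5, -4.5, 190, 10, 0) shift [147.9  -2.3  -2.7] turn [-0.8  1.3  0.3]
(635.5, -4.5, 190, -10, 0) shift [147.9  -2.3  -2.7] turn [-0.8 21.3  0.2]
(653, 204, 190, 6.6, 0) shift [-53.2  -2.6  55.2] turn [-0.8  4.7  0.3]
```

View pics/w39.png

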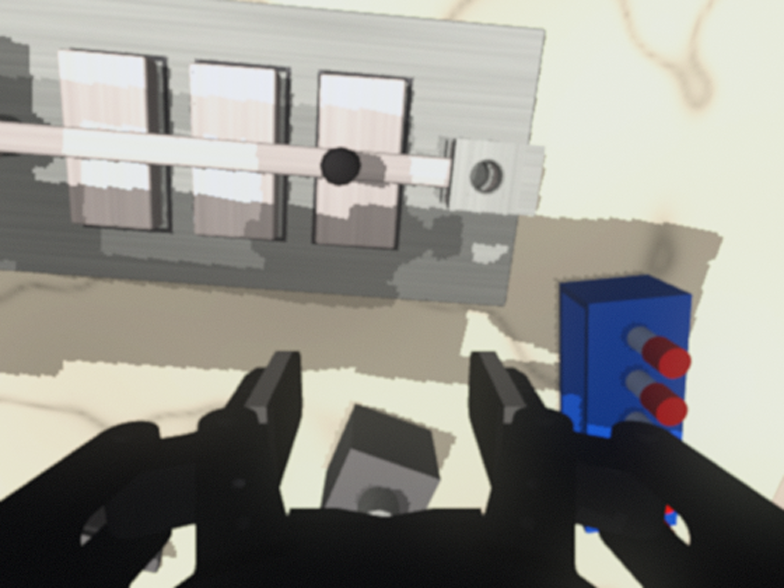

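View pics/d39.png

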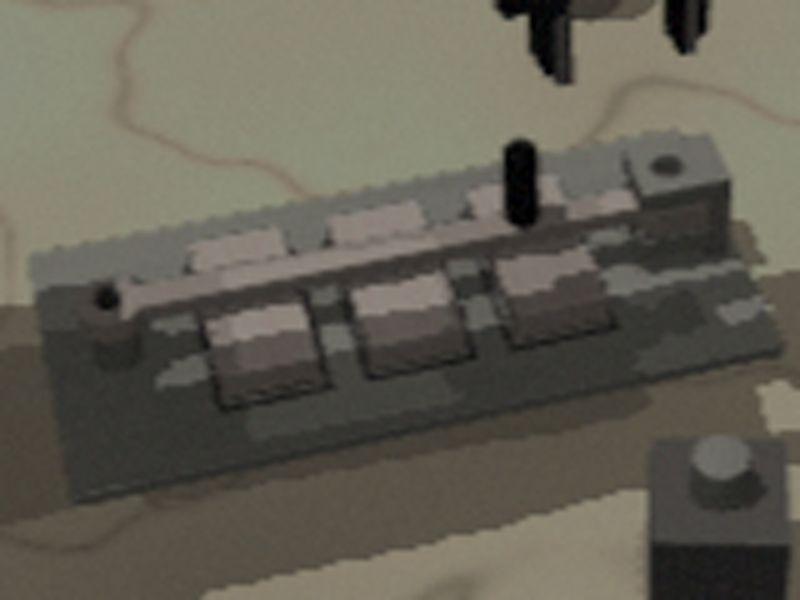

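```bash
python3 - <<'E'
from h import *
c=old("w39.npy")
print("fork",w(c,(487.5)/1.4-.5,(176.5)/1.4-.5,.061)*1000)
E
```

```text
fork [652.31458732 204.66923664  61.        ]
```

Emit:
jog_arm --motion '[[60,[37,0,0],[-0.5,1,0]],[60,[74,0,-1],[-0.8,4.7,0]],[60,[98,10,-2],[-0.8,4.7,0]],[60,[98,20,-2],[-0.8,4.7,0]],[60,[98,20,-2],[-0.8,4.7,0]]]'

```text
clock: 57.18
position: [0.6229, 0.0428, 0.1602]
tool_rot: [-0.523, 0.531, -0.473, 0.47]
ft_force: [0.2, -0.0, 0.1]
gripper_width: 0.0598
```

```bash
python3 - <<'E'
from h import *
c=shot("wrist"); save(c,"w40",k=1.4); np.save("w40.npy",[c["rvec"],c["tvec"]])
plan((635.5,-4.5,110,6.6,0))
print(pr(c,[[.6355,-.0045,.081],[.6525,.204,.061]])*1.4)
E
```

```text
at [623.4  43.1 161.1] F [-0.1  0.1 -0.6] w 59.7 clk 57.23 q [-0.05  0.28  1.59 -0.01  1.28 -0.16]
(635.5, -4.5, 110, 6.6, 0) shift [48.4 51.3  7.3] turn [ 0.6 -0.3  0.3]
[[401.86891683 398.05519176]
 [501.71160204 -76.52048788]]
```

View pics/w40.png

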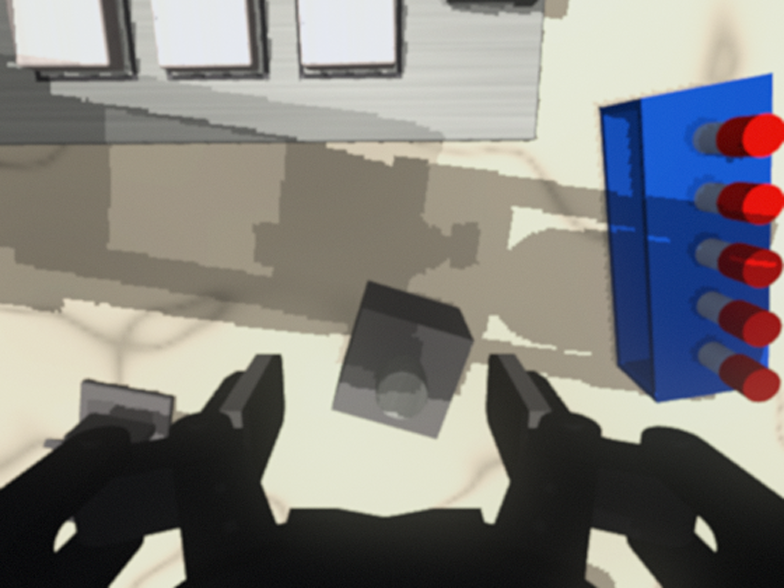

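```bash
python3 - <<'E'
from h import *
c=old("w40.npy"); print(w(c,403/1.4-.3,393/1.4-.3,.081)*1000)
plan((636,-3,61.5,6.6,0),(636,-3,110,6.6,0))
E
```

```text
[635.49557654  -1.58590162  81.        ]
at [623.9  43.2 161.9] F [ 0.6  0.9 -0.1] w 60.1 clk 57.27 q [-0.05  0.28  1.59 -0.01  1.28 -0.16]
(636, -3, 61.5, 6.6, 0) shift [ 46.7 100.5   7.8] turn [ 0.5 -0.3  0.3]
(636, -3, 110, 6.6, 0) shift [47.  52.   7.3] turn [ 0.5 -0.3  0.3]
```

Emit:
jog_arm --motion '[[60,[25,25,5],[0.5,0,0]],[60,[47,52,7],[0.5,0,0]],[60,[47,52,7],[0.5,0,0]],[60,[47,52,7],[0.5,0,0]],[60,[47,52,7],[0.5,0,0]]]'

```text
clock: 57.9
position: [0.6372, -0.0032, 0.1123]
tool_rot: [-0.527, 0.527, -0.469, 0.474]
ft_force: [-0.0, -0.5, -1.1]
gripper_width: 0.0598
```

```bash
python3 - <<'E'
from h import *
c=shot("wrist"); save(c,"w41",k=1.4); np.save("w41.npy",[c["rvec"],c["tvec"]])
plan((636,-3,62,6.6,0))
print(pr(c,[[.6355,-.0025,.081]])*1.4)
E
```

```text
at [637.1  -3.4 112.2] F [-0.1 -0.4 -0.4] w 60.1 clk 57.95 q [-0.13  0.35  1.6  -0.01  1.19 -0.24]
(636, -3, 62, 6.6, 0) shift [-0.8 50.2 -1.2] turn [-0.2 -0.2  0.3]
[[380.37401844 336.61960872]]
```

View pics/w41.png

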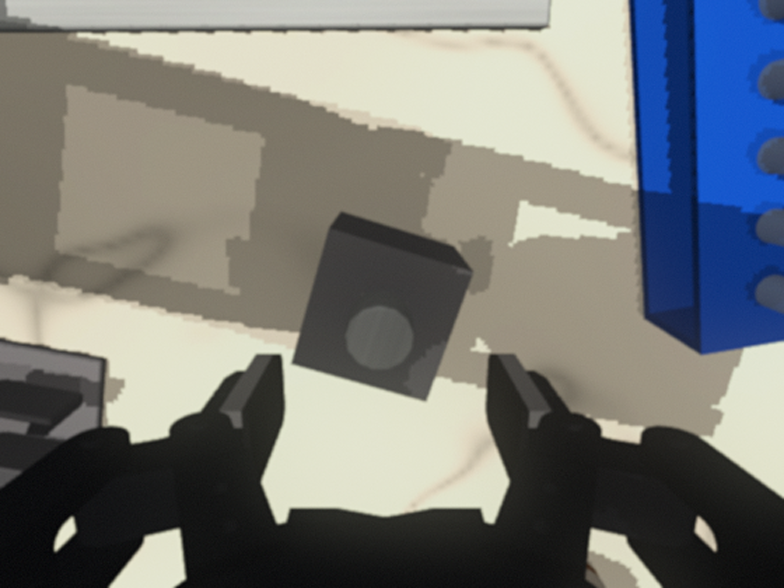

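Emit:
jog_arm --motion '[[50,[-1.3,30,-1.7],[0,0,0]],[50,[-1.3,50,-1.7],[0,0,0]],[50,[-1.3,50,-1.7],[0,0,0]],[15,[-1.3,50,-1.7],[0,0,0]],[15,[-1.3,50,-1.7],[0,0,0]]]' --squeeze 50

```text
clock: 58.58
position: [0.6356, -0.0036, 0.0621]
tool_rot: [-0.526, 0.527, -0.469, 0.474]
ft_force: [1.2, 0.0, -1.3]
gripper_width: 0.024
```

Emit:
jog_arm --motion '[[15,[0,0,0],[0,0,0]],[15,[0,0,0],[0,0,0]],[15,[0,0,0],[0,0,0]],[15,[0,0,0],[0,0,0]],[15,[0,0,0],[0,0,0]]]'

```text
clock: 59.2
position: [0.6355, -0.0036, 0.062]
tool_rot: [-0.526, 0.527, -0.469, 0.474]
ft_force: [-0.8, 1.0, 5.6]
gripper_width: 0.0239
```

```bash
python3 - <<'E'
from h import *
plan((635.5,-2.5,62,6.6,0),(652.3,204.7,62,6.6,0))
c=shot("wrist"); save(c,"w42",k=1.4); np.save("w42.npy",[c["rvec"],c["tvec"]])
print(pr(c,[[.6355,-.0025,.081]])*1.4)
E
```

```text
at [635.5  -3.6  62. ] F [-0.8  1.   5.6] w 23.9 clk 59.2 q [-0.13  0.41  1.63 -0.01  1.1  -0.23]
(635.5, -2.5, 62, 6.6, 0) shift [-1.1 -0.1  0.1] turn [-0.2 -0.3  0.4]
(652.3, 204.7, 62, 6.6, 0) shift [-205.2   -1.2   39.5] turn [-0.2 -0.3  0.4]
[[385.82872955 402.34972977]]
```

View pics/w42.png

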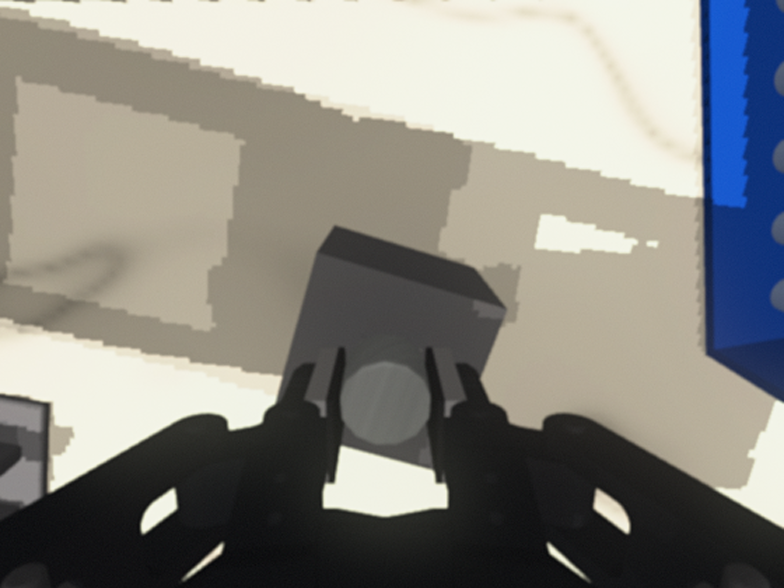

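Emit:
jog_arm --motion '[[15,[0,-30,0],[0,0,0]],[15,[0,-65,0],[0,0,0]],[15,[-40,-76,8],[0,0,0]],[15,[-80,-76,16],[0,0,0]],[15,[-120,-76,24],[0,0,0]]]'

```text
clock: 59.88
position: [0.6448, 0.1198, 0.1358]
tool_rot: [-0.525, 0.528, -0.47, 0.474]
ft_force: [0.7, -0.4, -0.9]
gripper_width: 0.0241
```

```bash
python3 - <<'E'
from h import *
plan((652.3,203.5,137,6.6,0))
E
```

```text
at [644.8 119.8 135.8] F [ 0.7 -0.4 -0.9] w 24.1 clk 59.88 q [ 0.07  0.37  1.53 -0.01  1.24 -0.04]
(652.3, 203.5, 137, 6.6, 0) shift [-82.3  -1.7  16.6] turn [-0.  -0.3  0.3]
```

Emit:
jog_arm --motion '[[15,[-35,0,7],[0,0,0]],[15,[-65,0,13],[0,0,0]],[15,[-80,0,16.5],[0,0,0]],[15,[-80,0,16.5],[0,0,0]],[15,[-80,0,16.5],[0,0,0]]]'

```text
clock: 60.5
position: [0.6526, 0.199, 0.1352]
tool_rot: [-0.525, 0.528, -0.47, 0.474]
ft_force: [-0.2, -0.1, -0.8]
gripper_width: 0.0241
```

```bash
python3 - <<'E'
from h import *
plan((652.3,203.5,137,6.6,0))
c=shot("wrist"); save(c,"w43",k=1.4); np.save("w43.npy",[c["rvec"],c["tvec"]])
z=pose()[0][2]
print(pr(c,[[.6523,.2047,.061]])*1.4)
d=shot("side"); save(d,"d43",(270,120,370,200),7)
d=shot("scene"); save(d,"s43",(280,190,380,290),6)
E
```

```text
at [652.6 199.  135.2] F [-0.2 -0.1 -0.8] w 24.1 clk 60.5 q [ 0.18  0.43  1.45 -0.01  1.26  0.08]
(652.3, 203.5, 137, 6.6, 0) shift [-4.5 -1.8  0.2] turn [-0.  -0.4  0.4]
[[385.39720968 292.3834808 ]]
```

View pics/w43.png

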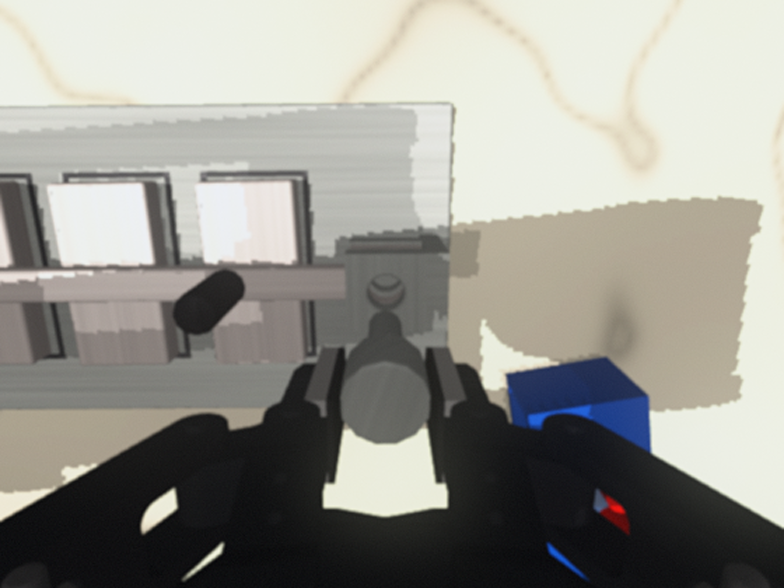

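View pics/d43.png

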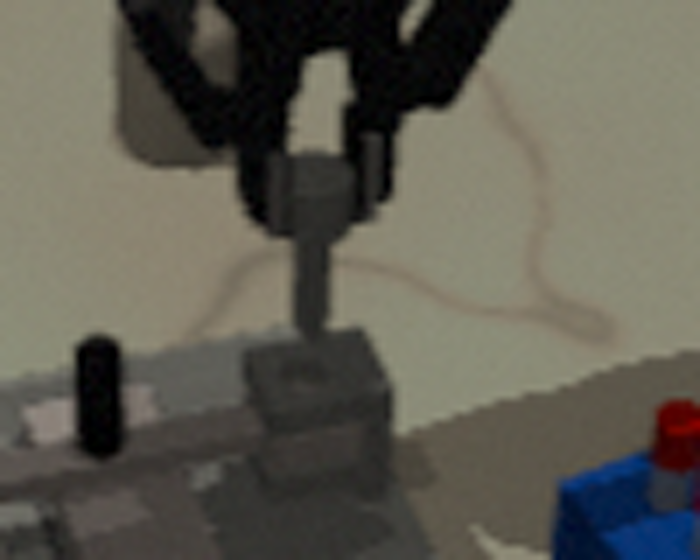

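View pics/s43.png

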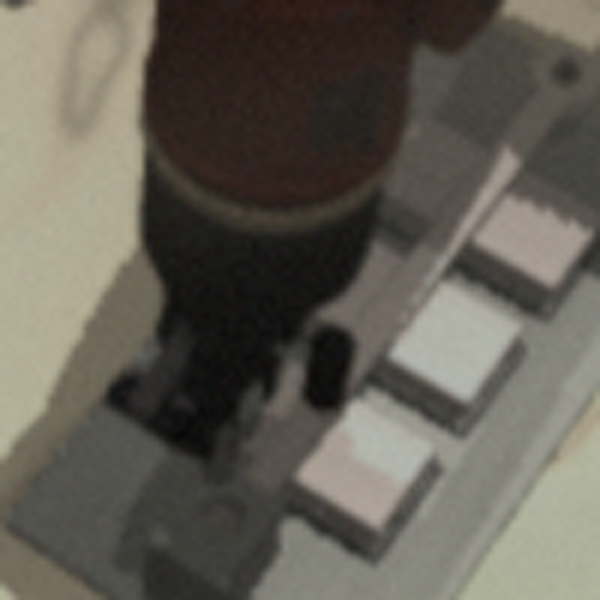

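```bash
python3 - <<'E'
from h import *
c=old("w43.npy"); save(dict(pixels=cams.camera("wrist")["pixels"]),"w44",(220,160,340,330),4.5)
print(w(c,386.5/1.4-.5,290.5/1.4-.5,.061)*1000)
plan((652.4,204,137,6.6,0),(652.4,204,110,6.6,0))
E
```

```text
[652.34731162 205.90270503  61.        ]
at [652.8 199.3 135.6] F [ 0.2 -0.  -1.3] w 24.3 clk 60.75 q [ 0.18  0.43  1.45 -0.01  1.26  0.08]
(652.4, 204, 137, 6.6, 0) shift [-4.7 -1.4  0.1] turn [-0.1 -0.4  0.3]
(652.4, 204, 110, 6.6, 0) shift [-4.9 25.6  0. ] turn [-0.1 -0.4  0.3]
```

View pics/w44.png

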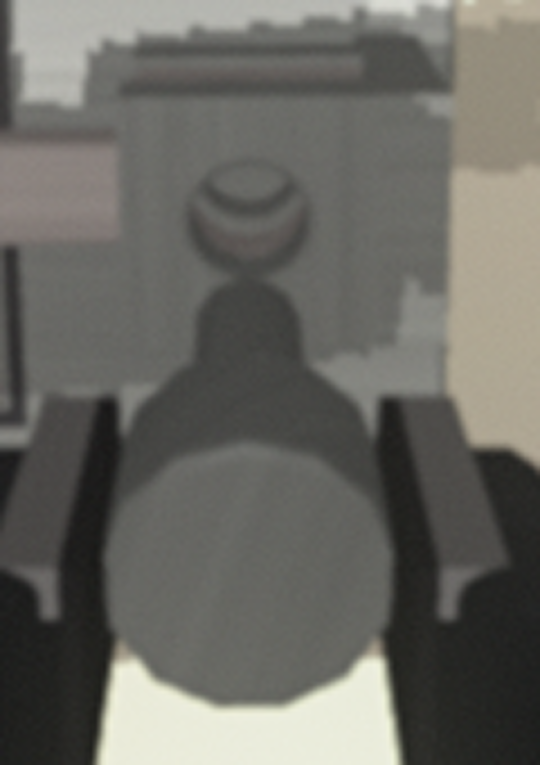

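Emit:
jog_arm --motion '[[15,[-3,0,0],[0,-0.4,0]],[15,[-4.8,0,0],[0,-0.4,0]],[15,[-4.8,8,0],[0,-0.4,0]],[15,[-4.8,16,0],[0,-0.4,0]],[15,[-4.8,20,0],[0,-0.4,0]]]'

```text
clock: 61.38
position: [0.6515, 0.2047, 0.1141]
tool_rot: [-0.527, 0.53, -0.469, 0.471]
ft_force: [0.4, -0.4, -0.6]
gripper_width: 0.024
```

```bash
python3 - <<'E'
from h import *
plan((652.4,204,110,6.6,0),(652.4,204,65,6.6,0))
c=shot("wrist"); save(c,"w45",(200,140,360,330),4)
d=shot("side"); save(d,"d45",(280,130,360,200),8)
print(pr(c,[[.6523,.205,.061]]))
E
```

```text
at [651.5 204.7 114.1] F [ 0.4 -0.4 -0.6] w 24.0 clk 61.38 q [ 0.19  0.45  1.46 -0.01  1.23  0.08]
(652.4, 204, 110, 6.6, 0) shift [0.8 4.1 0.8] turn [0.  0.1 0.3]
(652.4, 204, 65, 6.6, 0) shift [ 0.6 49.1  0.8] turn [0.  0.1 0.3]
[[276.42269976 228.19507184]]
```

View pics/w45.png

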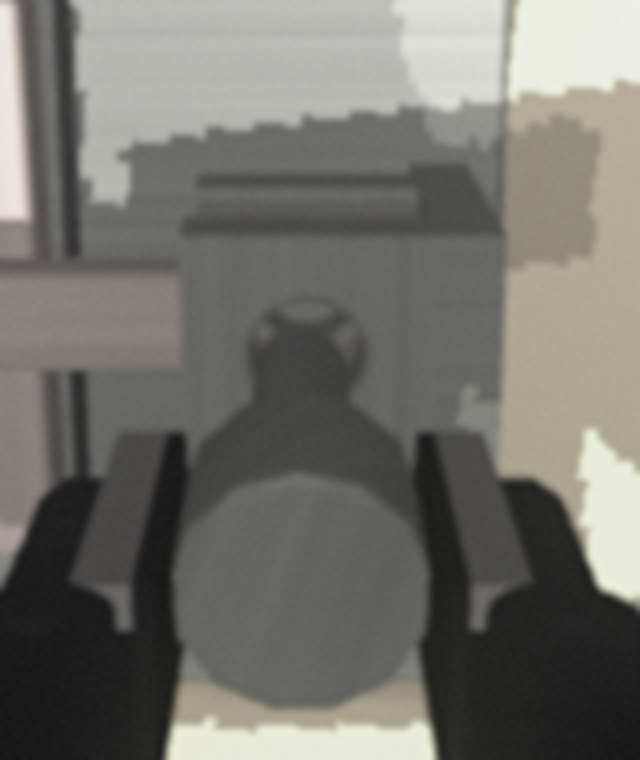

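View pics/d45.png

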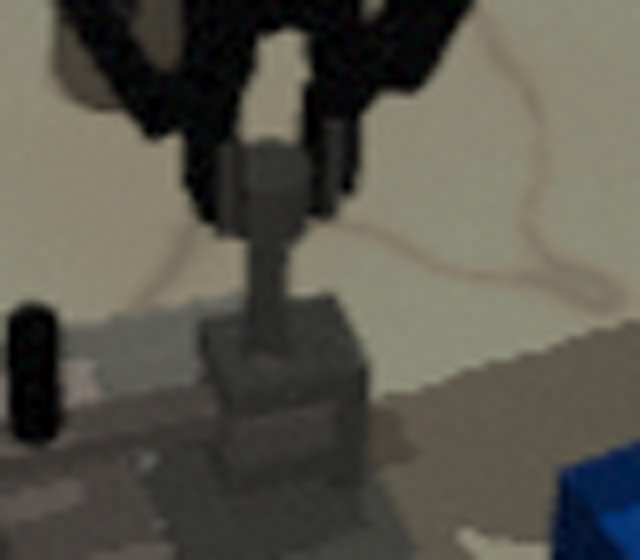

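Emit:
jog_arm --motion '[[15,[0.5,0,0.9],[0,0,0]],[15,[0.5,4,0.9],[0,0,0]],[15,[0.5,8,0.9],[0,0,0]],[15,[0.5,11,0.9],[0,0,0]],[15,[0.5,13,0.9],[0,0,0]]]'

```text
clock: 62.1
position: [0.653, 0.2044, 0.1021]
tool_rot: [-0.527, 0.529, -0.468, 0.472]
ft_force: [-0.4, -0.1, -0.8]
gripper_width: 0.024
```

```bash
python3 - <<'E'
from h import *
plan((652.4,204,65,6.6,0))
c=shot("wrist"); save(c,"w46",(200,140,360,330),4)
E
```

```text
at [653.  204.4 102.1] F [-0.4 -0.1 -0.8] w 24.0 clk 62.1 q [ 0.19  0.47  1.46 -0.01  1.21  0.08]
(652.4, 204, 65, 6.6, 0) shift [ 0.1 37.1 -0.6] turn [-0.   0.1  0.3]
```

View pics/w46.png

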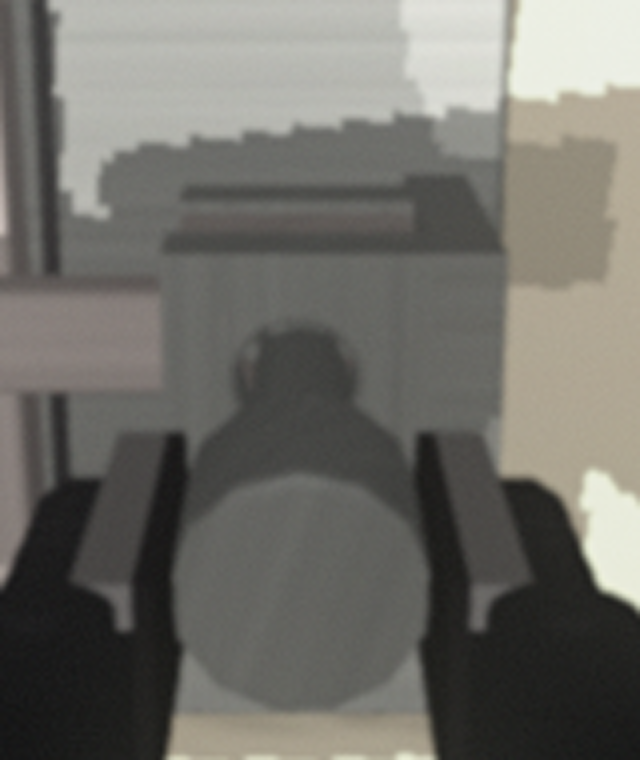

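Emit:
jog_arm --motion '[[15,[0.3,4,-0.7],[0,0,0]],[15,[0.3,9,-0.7],[0,0,0]],[15,[0.3,14,-0.7],[0,0,0]],[15,[0.3,19,-0.7],[0,0,0]],[15,[0.3,24,-0.7],[0,0,0]]]'

```text
clock: 62.78
position: [0.6525, 0.2039, 0.078]
tool_rot: [-0.527, 0.529, -0.468, 0.472]
ft_force: [1.0, -0.5, -0.1]
gripper_width: 0.0239
```

```bash
python3 - <<'E'
from h import *
plan((652.4,204,65,6.6,0))
E
```

```text
at [652.5 203.9  78. ] F [ 1.  -0.5 -0.1] w 23.9 clk 62.77 q [ 0.19  0.49  1.48 -0.01  1.17  0.08]
(652.4, 204, 65, 6.6, 0) shift [-0.2 13.  -0.1] turn [-0.1  0.1  0.3]
```

Emit:
jog_arm --motion '[[15,[0,4,0],[0,0,0]],[15,[0,8,0],[0,0,0]],[15,[0,11,0],[0,0,0]],[15,[0,13,0],[0,0,0]],[15,[0,14,0],[0,0,0]]]'

```text
clock: 63.4
position: [0.6526, 0.2038, 0.065]
tool_rot: [-0.527, 0.529, -0.468, 0.472]
ft_force: [-3.8, -1.2, 5.4]
gripper_width: 0.0241
```

```bash
python3 - <<'E'
from h import *
plan((652.4,204,65,6.6,0))
c=shot("wrist"); save(c,"w47",(200,140,360,330),4)
d=shot("side"); save(d,"d47",(280,130,360,200),8)
E
```

```text
at [652.6 203.8  65. ] F [-3.8 -1.2  5.4] w 24.1 clk 63.4 q [ 0.19  0.51  1.48 -0.01  1.15  0.08]
(652.4, 204, 65, 6.6, 0) shift [-0.2  0.  -0.2] turn [-0.1  0.1  0.3]
```

View pics/d47.png

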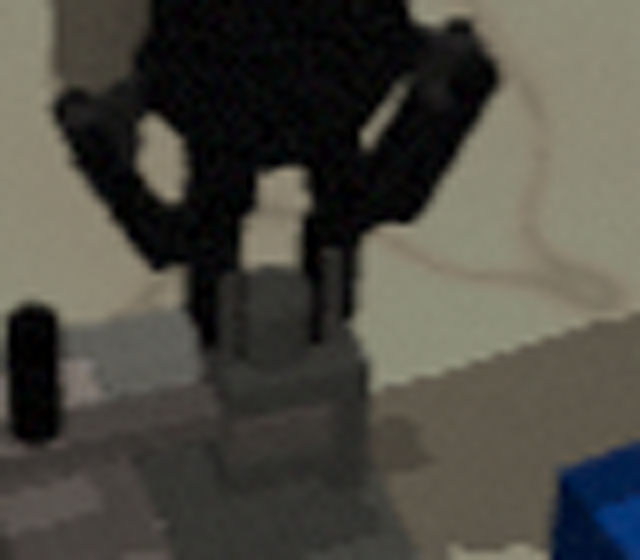

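Emit:
jog_arm --motion '[[15,[0,1,0],[0,0,0]],[40,[0,1,0],[0,0,0]],[45,[0,0,0],[0,0,0]],[45,[0,-30,0],[0,0,0]],[45,[0,-80,0],[0,0,0]]]'

```text
clock: 64.12
position: [0.6506, 0.2038, 0.1423]
tool_rot: [-0.526, 0.531, -0.469, 0.471]
ft_force: [0.8, 1.3, 0.7]
gripper_width: 0.0447
```

Emit:
jog_arm --motion '[[45,[40,-20,-20],[0,0,0]],[45,[70,-40,-30],[0,0,0]],[45,[70,-40,-30],[0,0,0]],[45,[70,-40,-30],[0,0,0]],[45,[70,-40,-30],[0,0,0]]]'

```text
clock: 64.75
position: [0.6302, 0.1324, 0.1835]
tool_rot: [-0.527, 0.53, -0.468, 0.471]
ft_force: [-0.2, -0.2, 0.3]
gripper_width: 0.0449
```

```bash
python3 - <<'E'
from h import *
plan()
c=shot("wrist"); save(c,"w48",k=1.4); np.save("w48.npy",[c["rvec"],c["tvec"]])
print(pr(c,[[.6523,.205,.084],[.6523,.205,.061]])*1.4)
d=shot("side"); save(d,"d48",(180,130,360,265),4.4)
s=shot("scene"); save(s,"s48",k=1.4)
E
```

```text
at [630.2 132.4 183.5] F [-0.2 -0.2  0.3] w 44.9 clk 64.75 q [ 0.09  0.3   1.52 -0.01  1.32 -0.03]
[[451.282522   143.83317239]
 [445.45046999 144.54154264]]
```

View pics/w48.png

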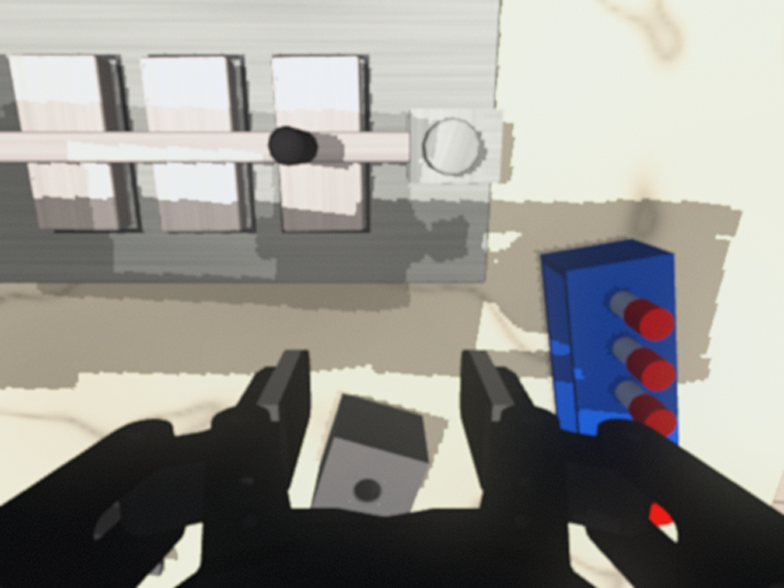

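View pics/d48.png

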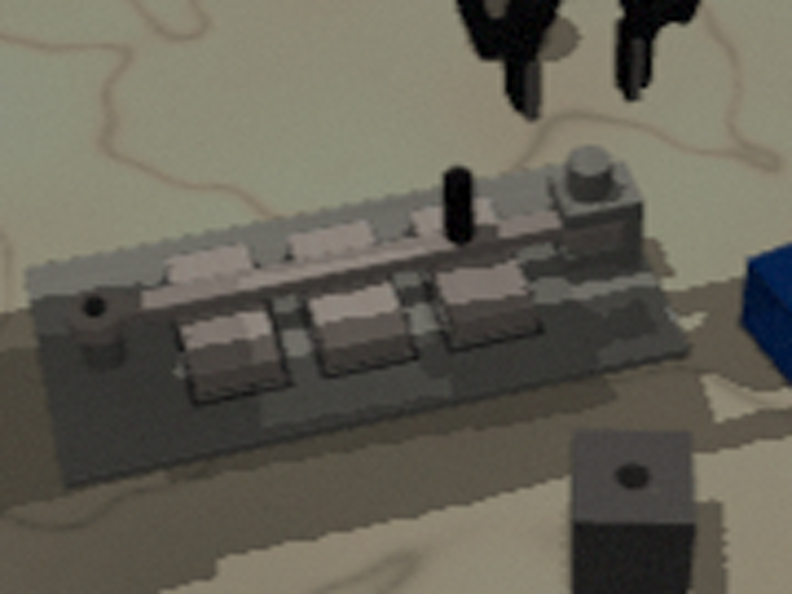

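View pics/s48.png

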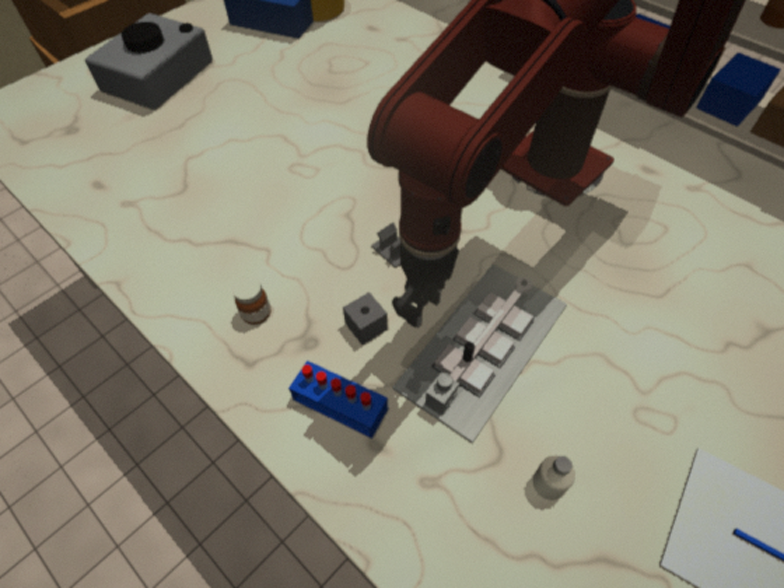

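```bash
python3 - <<'E'
from h import *
d=cams.camera("side"); p=pr(d,[[.6525,.205,.084],[.6525,.205,.061],[.6525,.205,.088]]); print((p-[180,130]+.5)*4.4)
save(d,"d49",(290,140,340,195),12)
E
```

```text
[[585.92793378 158.29682647]
 [584.89597848 189.38766288]
 [586.11048071 152.79703704]]
```

View pics/d49.png

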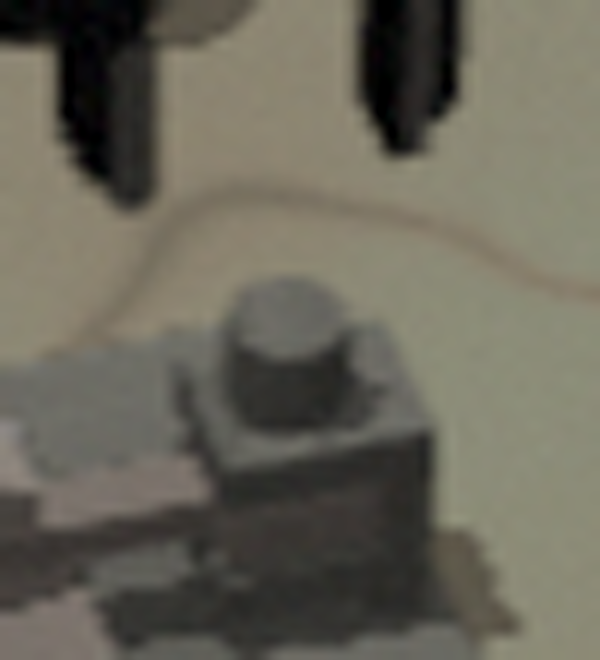

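```bash
python3 -c "
from workcell import arm
print(arm.job_done())"
```

```text
the job is handed in; nothing more can be done
None
```

The job is done and handed in at about 65 s. All three lids are gasket side down in their bays, the bar is swung closed over them, and the pin is through the fork and the bar's eye with its head on the fork.

- **Lids:** I turned each lid over with the stand. The bay 3 lid was found about 26 mm off its bay when I first closed the bar. I swung the bar wide open again, put the lid back, measured all three lids and closed the bar. At that check every lid had about 2.5–5 mm to its outline on each side. The last pictures still show all three inside their outlines.
- **Bar:** it was at its open stop before the lids went in. When closed, it resisted further pushing with about 16 N, which I took as the end stop.
- **Pin:** the side view puts the top of the head within about 2 mm of its seated height, and the wrist view shows it upright over the hole. The force on the way down stayed low, about 5 N at contact.
- **Bystanders:** I did not go near the jar, rack or flask, and they stand where they were.

**Check that went badly:** while regrasping the first lid I moved the wrong way and pressed it down into the stand. The wrist force reached about 55 N, under the 120 N limit. The lid slipped about 9 mm in the fingers, and I corrected for that when placing it. I could not measure whether any contact there passed the 40 N limit for the arm or gripper body; only the held lid appeared to touch.

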